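Kit the wound coils off the rack into sample tubs

TASK

Get the wound coils ready for inspection: slide the rack's keeper bar fully back, lift every coil off its post and stand one each in the square tubs, with every tub, including the tipped ones, standing upright in the lane. When all the coils are in, slide the keeper bar fully home again, and leave the other things on the bench where they are.

Things in the scene. Friction and masses are not known exactly. Their poses are not given: they have to be found in the camera images.
- lane: Fixed shallow dark grey metal channel, 100 mm wide (its x) and 820 mm long (its y, running left-right in front of the robot). Origin at the centre of its underside; its floor is 4 mm up, a 4 mm thick rail along each long side rises to 12 mm; 92 mm clear between the rails. The tubs belong in it. It can be a little turned and shifted.
- rack: Fixed grey coil rack. Origin on its underside, midway along its posts; x points roughly away from the robot. Base plate 12 mm thick; four upright 10 mm steel posts at x = 0, y = -96, -32, +32, +96 mm, tips 74 mm up. Two cheeks (8 mm thick, 75 mm tall) at y = +-142 mm carry the keeper bar. Fingers fit before and behind a coil (closing along x), hardly between coils.
- keeper (a joint): Aluminium keeper bar, 22 mm wide (rack x), 334 mm long (rack y), from 77 to 85 mm above the rack's underside, lying across just above the four post tops so that no coil can come off. It slides along the rack's x on its cheeks against about 2 N of friction and stays where it is left: 0 m = fully home over the posts (end stop), 0.08 m = fully back, away from the robot, clear of the posts (end stop).
- keeper_knob (a point): Middle (half-way up) of the upright black round knob on the -y end of the keeper bar, 16 mm diameter, 30 mm tall, standing on top of the bar; at y = -168 mm and 100 mm up in the rack's frame. Push or pinch it here.
- coil1_c (a point): Wound coil: black bobbin with two flanges and copper winding, 36 mm across, 54 mm tall, 14 mm bore right through, about 120 g. This is its centre, half-way up on its axis; its z is the axis. It starts sitting on the rack's base plate over a post whose tip stands 8 mm above the coil's top. May be absent (three or four coils are there).
- coil2_c (a point): Wound coil: black bobbin with two flanges and copper winding, 36 mm across, 54 mm tall, 14 mm bore right through, about 120 g. This is its centre, half-way up on its axis; its z is the axis. It starts sitting on the rack's base plate over a post whose tip stands 8 mm above the coil's top. May be absent (three or four coils are there).
- coil3_c (a point): Wound coil: black bobbin with two flanges and copper winding, 36 mm across, 54 mm tall, 14 mm bore right through, about 120 g. This is its centre, half-way up on its axis; its z is the axis. It starts sitting on the rack's base plate over a post whose tip stands 8 mm above the coil's top. May be absent (three or four coils are there).
- coil4_c (a point): Wound coil: black bobbin with two flanges and copper winding, 36 mm across, 54 mm tall, 14 mm bore right through, about 120 g. This is its centre, half-way up on its axis; its z is the axis. It starts sitting on the rack's base plate over a post whose tip stands 8 mm above the coil's top. May be absent (three or four coils are there).
- tub1_c (a point): White square open-topped sample tub, 52 x 52 mm outside, 48 mm tall, walls 3 mm, floor 6 mm (so 46 x 46 mm and 42 mm deep inside), about 110 g, weighted base: set down on a bottom edge within about 50 degrees of upright, it rocks upright by itself. This is its centre, half-way up; its z points from its base to its open mouth. It starts standing in the lane.
- tub2_c (a point): White square open-topped sample tub, 52 x 52 mm outside, 48 mm tall, walls 3 mm, floor 6 mm (so 46 x 46 mm and 42 mm deep inside), about 110 g, weighted base: set down on a bottom edge within about 50 degrees of upright, it rocks upright by itself. This is its centre, half-way up; its z points from its base to its open mouth. It starts standing in the lane.
- tub3_c (a point): White square open-topped sample tub, 52 x 52 mm outside, 48 mm tall, walls 3 mm, floor 6 mm (so 46 x 46 mm and 42 mm deep inside), about 110 g, weighted base: set down on a bottom edge within about 50 degrees of upright, it rocks upright by itself. This is its centre, half-way up; its z points from its base to its open mouth. It starts tipped over on its side in the lane, mouth roughly away from the robot. May be absent (two or three tipped tubs are there).
- tub4_c (a point): White square open-topped sample tub, 52 x 52 mm outside, 48 mm tall, walls 3 mm, floor 6 mm (so 46 x 46 mm and 42 mm deep inside), about 110 g, weighted base: set down on a bottom edge within about 50 degrees of upright, it rocks upright by itself. This is its centre, half-way up; its z points from its base to its open mouth. It starts tipped over on its side in the lane, mouth roughly away from the robot. May be absent (two or three tipped tubs are there).
- tub5_c (a point): White square open-topped sample tub, 52 x 52 mm outside, 48 mm tall, walls 3 mm, floor 6 mm (so 46 x 46 mm and 42 mm deep inside), about 110 g, weighted base: set down on a bottom edge within about 50 degrees of upright, it rocks upright by itself. This is its centre, half-way up; its z points from its base to its open mouth. It starts tipped over on its side in the lane, mouth roughly away from the robot. May be absent (two or three tipped tubs are there).
- blackpot: Bystander, to be left alone: round black pot, 36 mm across, 36 mm tall, near the +y end of the lane. Origin at the middle of its underside.
- puck: Bystander, to be left alone: rubber puck, 34 mm across, 17 mm tall, near the -y end of the lane. Origin at the middle of its underside.
- mouse: Bystander, to be left alone: mouse, 62 mm across, 32 mm tall, on the sheets. Origin at the middle of its underside.
- caliper: Bystander, to be left alone: caliper, 170 mm long, 11 mm thick, flat on the bench. Origin at the middle of its underside.
- weight: Bystander, to be left alone: brass weight, 32 mm across, 50 mm tall, on the bench. Origin at the middle of its underside.

How it is judged:
By the outcome, as a careful person would: the job done as asked, in the order asked, and still so for the second after the job is handed in, with the robot touching nothing.
Of coil1, coil2, coil3, coil4 only 3 to 4 are there at a start; the rules pass over those that are not, and their reading is None.
Of tub3, tub4, tub5 only 2 to 3 are there at a start; the rules pass over those that are not, and their reading is None.
At some moment in a run one of tub1, tub2, tub3, tub4, tub5 may be knocked a few centimetres aside while the robot is not near it.
It also fails if it takes over 208 s, if anything falls off the work surface, if the arm or the gripper's body presses on something with over 40 N, if the wrist force passes 120 N, or if a joint passes its speed limit or range.

ROBOT

A 6-joint arm with a two-finger parallel gripper is mounted at the origin on the work surface. World frame = base frame: x ahead of the robot, y to its left, z up, the work surface at z = 0. Lengths are in m, angles in rad, forces in N, time in s.
With the tool pointing down it reaches from about 0.35 to 0.875 m from the base axis. Payload 15.5 kg.
Tool frame: the origin (TCP) lies at the very end of the fingers, on their centre line; the grasp point (between the pads) lies 19 mm behind it (r.tcp_to_grasp is the distance from the TCP to the grasp point, in m); z points along the fingers, y is the direction in which the jaws open and shut (so a half turn about z gives the same grasp; the last joint's range is limited). The gripper opens to 85 mm and grips with 20 to 120 N. Pads are 22 mm wide; open, the fingers measure 114 mm over their backs; the gripper's body (76 mm by 85 mm) begins 54 mm behind the grasp point. The pads swing forward as they close: fully open they stand 13 mm farther back than shut.
Start: joints at [1.02, 0.494, 1.345, -0, 1.302, -0.096], TCP at [0.275, 0.561, 0.231] pointing down, gripper open.
Joint ranges: [-2.91, 2.91], [-0.82, 2.16], [0.22, 2.67], [-1.22, 4.37], [0.12, 2.79], [-3.08, 3.08]. Speed limits (rad/s): [1.89, 1.89, 2.57, 3.01, 3.01, 3.01].

INTERFACE

Orientations are given as a rotation vector (axis times angle).
In Python, from bench import monitor, vision, ticket, r gives the robot as it stands. The module is installed in compiled form; this text tells all that it offers.
- The arm moves only by the tool send_rows, never from a script. Its argument "plan" is a list of rows, each an object of numbers: "tx", "ty", "tz": the shift along the tool's x, y, z as a fraction of full scale; "wx", "wy", "wz": the turn, a rotation vector about the tool's x, y, z as a fraction of full scale; "hand": the gripper's target within -1 to 1 (shut at 1, half-way at 0, fully open at -1). In form: [{"tx": .., "ty": .., "tz": .., "wx": .., "wy": .., "wz": .., "hand": ..}, ...]. A call has 1 to 10 rows; each row shifts and turns the pose as measured when the row begins, along the tool's axes as they then stand; what a row does not reach is not made up. Full scale, the value 1, is 0.2 m for a shift and 120 degrees for a turn. A row lasts 1/8 s, in which the tool goes at most 62.5 mm and 10.7 degrees, less where a joint would pass 70% of its speed; a pose out of reach is approached as far as the arm can. A call with a number of a shift or a turn outside -1 to 1 is refused whole. A call with a gripper value outside its range is refused whole. The fingers move at their own pace and stop on an object; the grip force is fixed at half the most. Time passes only in rows, so rows that do not move let the fingers close. It gives the time, the measured TCP pose, the force and the opening at its end, in the units of the state.
- monitor.read_state(): the state, without advancing time (a new reading comes with each control period).
- vision.grab_frame(name): name is "side" or "top"; returns a dict with "color" (480x640x3 uint8, red, green, blue), "vertical_fov" (degrees; the focal length in pixels is half the picture's height over the tangent of half this angle, whatever the lens; pixels are square), "cx", "cy" (the principal point, pixels), "R" (3x3) and "t" (3): a world point X has camera coordinates R X + t. Camera axes: x right, y down, z forward; pixel columns grow to the right and rows downward; lengths in m; the calibration is good to about 2 mm. A picture is of the moment at which its call begins. There is no depth.
- ticket.job_done(): hands the job in, once; it reports no verdict.
The state is a dict: "t": time; "qpos": joint angles; "joint_vel": joint speeds; "joint_efforts": joint torques, N m; "ee_pos": TCP position; "ee_rot": TCP orientation; "ft_force": force on the tool from outside, world axes, zero at the start; "ft_torque": the same for the moment, N m; "width": opening from 0.0 (shut) to 1.0 (fully open).
Only numpy, scipy, OpenCV 4.12 (cv2) and the standard library are available. Lean on these libraries where they do the work, as an engineer would, in place of code of your own. Each camera call takes 0.05 s, during which the arm holds its last target.

## Working session

There is one attempt and no reset: what is moved stays moved. The work goes in short steps, Python scripts to look and compute and a tool call to move; the robot and the scene stay as the last step left them, time stands still between calls to the robot, and variables do not carry over. Pictures are saved under pics/ and viewed, and the job is handed in when it is done.

Besides the shell and the picture viewer there is one more tool, called after "Request:" in YAML: its name, and indented under it one key for each argument. send_rows: Moves the arm, as the interface text tells. Its arguments: {"type":"object","properties":{"plan":{"type":"array","items":{"type":"object","properties":{"tx":{"type":"number","minimum":-1,"maximum":1},"ty":{"type":"number","minimum":-1,"maximum":1},"tz":{"type":"number","minimum":-1,"maximum":1},"wx":{"type":"number","minimum":-1,"maximum":1},"wy":{"type":"number","minimum":-1,"maximum":1},"wz":{"type":"number","minimum":-1,"maximum":1},"hand":{"type":"number"}}}}},"required":["plan"]}

```bash
mkdir -p pics; ls; python3 - <<'E'
from bench import monitor, vision, ticket, r
import cv2
s=monitor.read_state()
print({k:(v if not hasattr(v,'round') else v) for k,v in s.items()})
for n in('top','side'):
    f=vision.grab_frame(n); cv2.imwrite(f'pics/{n}0.png',f['color'][:,:,::-1])
    print(n,f['vertical_fov'],f['cx'],f['cy'],f['R'],f['t'])
print(r.tcp_to_grasp, dir(r))
E
```

```text
pics
{'t': 0.0, 'qpos': array([ 1.01948213e+00,  4.94201729e-01,  1.34613029e+00,  1.77473077e-05,
        1.30248062e+00, -9.55269711e-02]), 'joint_vel': array([ 0.00237245, -0.00060813, -0.00188459, -0.00214561,  0.00158953,
       -0.00087274]), 'joint_efforts': array([-2.24231495e-03, -8.82161808e+01, -3.83877718e+01, -3.52137695e-04,
        1.00569523e-02, -7.25524319e-05]), 'ee_pos': array([0.27492722, 0.5608913 , 0.230689  ]), 'ee_rot': array([-7.09683610e-01, -3.05996935e+00,  1.80821243e-03]), 'ft_force': array([-0.30126005,  1.14559344, -0.1716571 ]), 'ft_torque': array([-0.04043247, -0.04881681, -0.0383233 ]), 'width': 0.9985685076291855}
top 53.61688666277773 312.504940554355 238.9696862970385 [[-0.01009677 -0.99992839  0.0064249 ]
 [-0.99791095  0.00966597 -0.06387719]
 [ 0.06381052 -0.00705643 -0.99793708]] [-0.07227343  0.50941208  1.38421973]
side 46.84571454433362 317.7838468046596 233.7180184243274 [[ 0.97570735 -0.21858509 -0.01468779]
 [-0.13813598 -0.561795   -0.8156622 ]
 [ 0.17004007  0.79787652 -0.57834197]] [-0.51616998  0.11938154  1.3056556 ]
0.0187 ['PlanningError', '__class__', '__delattr__', '__dict__', '__dir__', '__doc__', '__eq__', '__format__', '__ge__', '__getattribute__', '__getstate__', '__gt__', '__hash__', '__init__', '__init_subclass__', '__le__', '__lt__', '__module__', '__ne__', '__new__', '__reduce__', '__reduce_ex__', '__repr__', '__setattr__', '__sizeof__', '__str__', '__subclasshook__', '__weakref__', 'tcp_to_grasp']
```

View pics/top0.png

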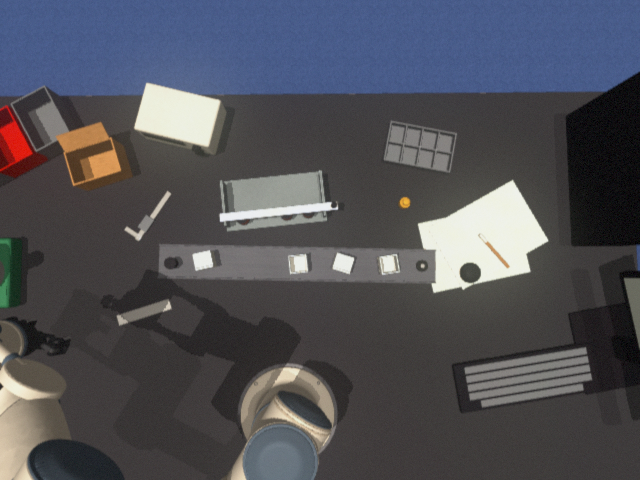

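View pics/side0.png

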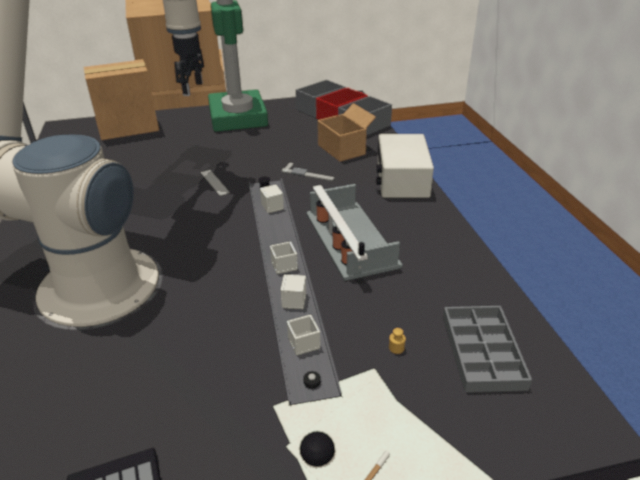

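```bash
cat > h.py <<'E'
import numpy as np, cv2
from bench import monitor, vision
def K(f):
    F=240/np.tan(np.radians(f['vertical_fov']/2)); return F,f['cx'],f['cy']
def ray(f,u,v):
    F,cx,cy=K(f); R=f['R'];t=f['t']
    d=R.T@np.array([(u-cx)/F,(v-cy)/F,1]); return -R.T@t,d
def onplane(f,u,v,z):
    o,d=ray(f,u,v); return o+d*(z-o[2])/d[2]
def proj(f,X):
    F,cx,cy=K(f); c=f['R']@np.asarray(X)+f['t']; return np.array([F*c[0]/c[2]+cx,F*c[1]/c[2]+cy])
def crop(f,u0,v0,u1,v1,k,name):
    cv2.imwrite(name,cv2.resize(f['color'][v0:v1,u0:u1,::-1],None,fx=k,fy=k,interpolation=cv2.INTER_CUBIC))
def st():
    s=monitor.read_state();from scipy.spatial.transform import Rotation as Ro
    M=Ro.from_rotvec(s['ee_rot']).as_matrix()
    print('t',round(s['t'],2),'p',s['ee_pos'].round(4),'x',M[:,0].round(3),'y',M[:,1].round(3),'z',M[:,2].round(3),'q',s['qpos'].round(2),'F',s['ft_force'].round(1),'w',round(s['width'],3));return s,M
def whites(f,lo=150,box=(150,230,450,300)):
    c=f['color'].astype(int); u0,v0,u1,v1=box
    m=((c.min(2)>lo)*255).astype(np.uint8); k=np.zeros_like(m);k[v0:v1,u0:u1]=m[v0:v1,u0:u1]
    return k
E
python3 - <<'E'
from h import *
f=vision.grab_frame('top'); crop(f,150,165,450,295,2.6,'pics/tz.png')
g=vision.grab_frame('side'); crop(g,240,150,440,400,3.0,'pics/sz.png') 
crop(g,240,160,420,290,4,'pics/sz2.png')
crop(g,240,160,340,400,2.5,'pics/sz3.png')
k=whites(f)
cs,_=cv2.findContours(k,cv2.RETR_EXTERNAL,cv2.CHAIN_APPROX_NONE)
for c in cs:
    if cv2.contourArea(c)>60: print(cv2.minAreaRect(c),onplane(f,*cv2.minAreaRect(c)[0],0.052).round(4))
st()
E
```

```text
((389.0, 264.0), (18.741483688354492, 18.412687301635742), 80.53767395019531) [ 0.4324 -0.2957  0.052 ]
((297.6683044433594, 263.68316650390625), (19.005210876464844, 18.507692337036133), 84.2894058227539) [ 0.4359 -0.0338  0.052 ]
((342.79998779296875, 263.1000061035156), (18.024980545043945, 17.39252471923828), 18.43494987487793) [ 0.4363 -0.1632  0.052 ]
((202.27316284179688, 259.9414367675781), (17.460758209228516, 18.438562393188477), 77.90524291992188) [0.4493 0.239  0.052 ]
((434.0, 261.0), (62.0, 30.0), 90.0) [ 0.4397 -0.4252  0.052 ]
t 0.2 p [0.275  0.561  0.2309] x [-0.898  0.44   0.   ] y [ 0.44   0.898 -0.001] z [-0.    -0.001 -1.   ] q [ 1.02  0.49  1.35  0.    1.3  -0.1 ] F [-0.4 -0.1  0.3] w 1.003
```

View pics/tz.png

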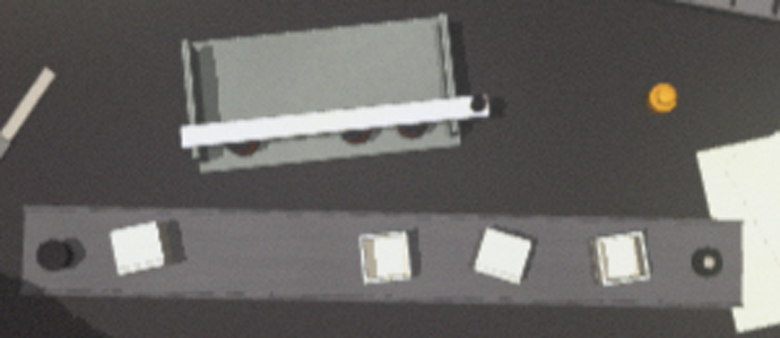

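View pics/sz2.png

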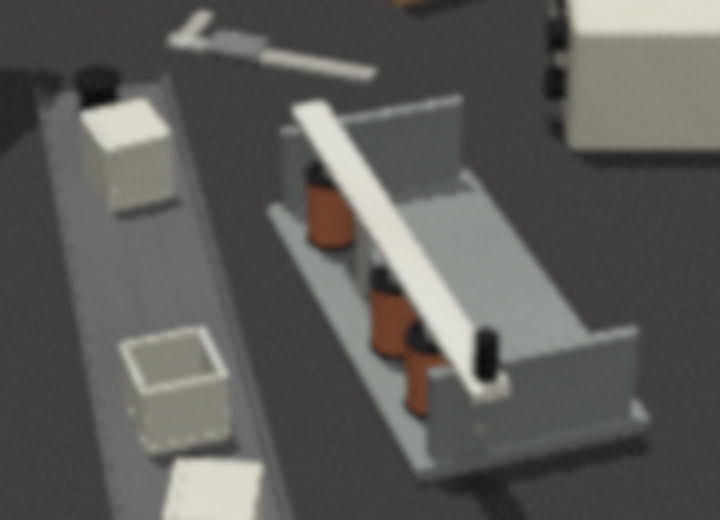

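View pics/sz3.png

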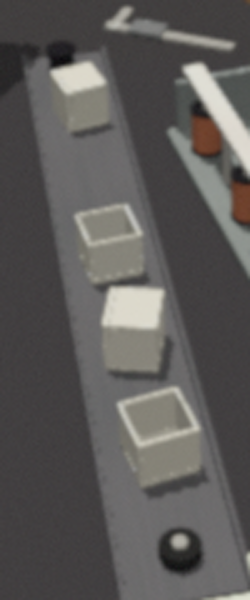

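```bash
cat > rk.py <<'E'
from h import *
f=vision.grab_frame('top'); g=vision.grab_frame('side')
c=f['color'].astype(int)
m=whites(f,170,(210,190,345,235))
cs,_=cv2.findContours(m,cv2.RETR_EXTERNAL,cv2.CHAIN_APPROX_NONE)
b=max(cs,key=cv2.contourArea); r=cv2.minAreaRect(b); bp=cv2.boxPoints(r)
print('bar',r,[onplane(f,*p,0.085).round(4) for p in bp])
pts=np.array([onplane(f,*p[0],.085)[:2] for p in b]); 
vx,vy,x0,y0=cv2.fitLine(pts.astype(np.float32),cv2.DIST_L2,0,.01,.01).ravel(); d=np.array([vx,vy]); d*=np.sign(d[1])
print('dir',d,'yaw',np.degrees(np.arctan2(-d[0],d[1])),x0,y0)
# knob dark
k=np.zeros(m.shape,np.uint8); k[198:211,327:340]=(c.max(2)<35)[198:211,327:340]*255
print('knob px',[x.mean() for x in np.nonzero(k)[::-1]],k.sum()/255)
u,v=[x.mean() for x in np.nonzero(k)[::-1]]; print(onplane(f,u,v,.11))
cg=g['color'].astype(int); mr=((cg[:,:,0]-cg[:,:,2]>30)&(cg[:,:,0]<160)).astype(np.uint8)*255; mr[:, :300]=0;mr[:,380:]=0;mr[:190]=0;mr[290:]=0
n,l,s_,ce=cv2.connectedComponentsWithStats(mr)
for i in range(1,n):
    if s_[i,4]>20: print('red',s_[i],ce[i])
mt=((c[:,:,0]-c[:,:,2]>8)&(c[:,:,0]<130)).astype(np.uint8)*255; 
E
python3 rk.py
```

```text
bar ((278.22625732421875, 210.93699645996094), (8.495381355285645, 117.93132781982422), 83.90413665771484) [array([0.5801, 0.1849, 0.085 ]), array([ 0.6125, -0.1453,  0.085 ]), array([ 0.5885, -0.1476,  0.085 ]), array([0.5562, 0.1823, 0.085 ])]
dir [-0.09020682  0.99592304] yaw 5.175505 0.58367366 0.018962415
knob px [np.float64(nan), np.float64(nan)] 0.0
[nan nan nan]
red [317 207  12  15 150] [321.90666667 214.17333333]
red [333 233  19  31 235] [340.16595745 245.86382979]rk.py:13: RuntimeWarning: Mean of empty slice.
  print('knob px',[x.mean() for x in np.nonzero(k)[::-1]],k.sum()/255)
  ret = ret.dtype.type(ret / rcount)
rk.py:14: RuntimeWarning: Mean of empty slice.
  u,v=[x.mean() for x in np.nonzero(k)[::-1]]; print(onplane(f,u,v,.11))
```

```bash
python3 - <<'E'
from h import *
f=vision.grab_frame('top'); g=vision.grab_frame('side')
kp=onplane(f,333.8,204.2,.115); print('knob',kp)
yaw=np.radians(5.5)
ex=np.array([np.cos(yaw),np.sin(yaw)]); ey=np.array([-np.sin(yaw),np.cos(yaw)])
o=kp[:2]+.168*ey
# bar line
print('o',o)
for im,F,n in((f,f,'t'),(g,g,'s')):
    a=im['color'][:,:,::-1].copy()
    a=cv2.resize(a,None,fx=4,fy=4,interpolation=cv2.INTER_CUBIC)
    def P(x,y,z):
        q=proj(F,np.r_[o+x*ex+y*ey,z]); return tuple(int(v) for v in (q+.5)*4)
    for y in(-.096,-.032,.032,.096):
        cv2.line(a,P(0,y,.012),P(0,y,.074),(0,255,0),1)
        for z in(.012,.066):
          for t in np.linspace(0,6.28,24): cv2.circle(a,P(.018*np.cos(t),y+.018*np.sin(t),z),1,(255,0,255),-1)
    for y in(-.146,-.138,.138,.146): cv2.line(a,P(-.01,y,.075),P(.1,y,.075),(0,255,255),1)
    for x in(-.011,.011): cv2.line(a,P(x,-.168,.085),P(x,.16,.085),(255,255,0),1)
    u0,v0,u1,v1=(210,165,350,240) if n=='t' else (300,175,410,285)
    cv2.imwrite(f'pics/ov_{n}.png',a[v0*4:v1*4,u0*4:u1*4])
E
```

```text
knob [ 0.59779507 -0.13625204  0.115     ]
o [0.58169298 0.03097452]
```

View pics/ov_t.png

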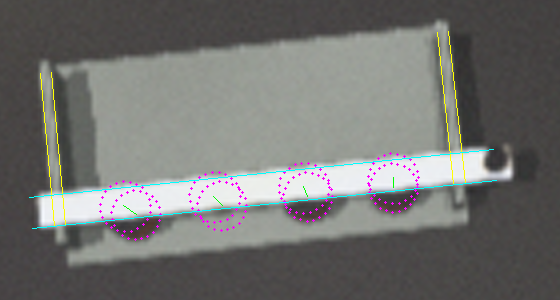

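View pics/ov_s.png

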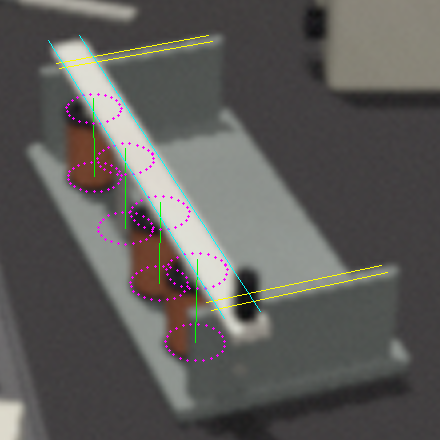

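Request:
send_rows:
  plan:
    - {"wz":0.082,"hand":1}
    - {"wz":0.082,"hand":1}
    - {"wz":0.082,"hand":1}
    - {"wz":0.082,"hand":1}
    - {"wz":0.082,"hand":1}
    - {"wz":0.082,"hand":1}
    - {"hand":1}

```text
invalid input
```

```bash
cat >> h.py <<'E'
from scipy.spatial.transform import Rotation as Ro
def plan(target,yang=None,tilt=0):
    """target TCP; yang: world angle (deg) of tool y, tool z down. prints shift in units in present frame"""
    s,M=st(); d=M.T@(np.asarray(target)-s['ee_pos'])
    print('shift units total',(d/.2).round(3),'min rows',np.ceil(np.linalg.norm(d)/.0625))
    if yang is not None:
        a=np.radians(yang); y=np.array([np.cos(a),np.sin(a),0]); z=np.array([0,0,-1.]); T=np.stack([np.cross(y,z),y,z],1)
        rv=Ro.from_matrix(M.T@T).as_rotvec(); print('rot units',(np.degrees(rv)/120).round(4)); d2=T.T@(np.asarray(target)-s['ee_pos']); print('shift units after rot',(d2/.2).round(3))
E
python3 -c "
from h import *
plan([.545,-.144,.231],5.3)"
```

```text
t 0.4 p [0.2751 0.5612 0.2312] x [-0.898  0.44   0.   ] y [ 0.44   0.898 -0.   ] z [-0. -0. -1.] q [ 1.02  0.49  1.35  0.    1.3  -0.1 ] F [ 0.3 -0.6 -0.8] w 0.999
shift units total [-2.764e+00 -2.572e+00  1.000e-03] min rows 13.0
rot units [-1.000e-04  0.000e+00  4.882e-01]
shift units after rot [-3.635e+00  1.018e+00  1.000e-03]
```

Request:
send_rows:
  plan:
    - {"tx":0,"ty":0,"tz":0,"wx":0,"wy":0,"wz":0.082,"hand":1}
    - {"tx":0,"ty":0,"tz":0,"wx":0,"wy":0,"wz":0.082,"hand":1}
    - {"tx":0,"ty":0,"tz":0,"wx":0,"wy":0,"wz":0.082,"hand":1}
    - {"tx":0,"ty":0,"tz":0,"wx":0,"wy":0,"wz":0.082,"hand":1}
    - {"tx":0,"ty":0,"tz":0,"wx":0,"wy":0,"wz":0.082,"hand":1}
    - {"tx":0,"ty":0,"tz":0,"wx":0,"wy":0,"wz":0.078,"hand":1}

```text
t: 1.15
ee_pos: [0.275, 0.561, 0.2311]
ee_rot: [2.152, 2.289, -0.001]
ft_force: [0.1, -0.0, -0.1]
width: -0.001
```

```bash
python3 -c "
from h import *
plan([.545,-.144,.231],5.3)"
```

```text
t 1.15 p [0.275  0.561  0.2311] x [-0.061  0.998 -0.   ] y [ 0.998  0.061 -0.   ] z [-0. -0. -1.] q [ 1.02  0.49  1.35 -0.    1.3   0.96] F [ 0.1 -0.  -0.1] w -0.001
shift units total [-3.601e+00  1.131e+00  2.000e-03] min rows 13.0
rot units [-0.0001  0.0002 -0.0148]
shift units after rot [-3.635  1.018  0.   ]
```

Request:
send_rows:
  plan:
    - {"tx":0,"ty":0,"tz":0,"wx":0,"wy":0,"wz":-0.015,"hand":1}
    - {"tx":-0.26,"ty":0.073,"tz":0,"wx":0,"wy":0,"wz":0,"hand":1}
    - {"tx":-0.26,"ty":0.073,"tz":0,"wx":0,"wy":0,"wz":0,"hand":1}
    - {"tx":-0.26,"ty":0.073,"tz":0,"wx":0,"wy":0,"wz":0,"hand":1}
    - {"tx":-0.26,"ty":0.073,"tz":0,"wx":0,"wy":0,"wz":0,"hand":1}
    - {"tx":-0.26,"ty":0.073,"tz":0,"wx":0,"wy":0,"wz":0,"hand":1}
    - {"tx":-0.26,"ty":0.073,"tz":0,"wx":0,"wy":0,"wz":0,"hand":1}
    - {"tx":-0.26,"ty":0.073,"tz":0,"wx":0,"wy":0,"wz":0,"hand":1}
    - {"tx":-0.26,"ty":0.073,"tz":0,"wx":0,"wy":0,"wz":0,"hand":1}
    - {"tx":-0.26,"ty":0.073,"tz":0,"wx":0,"wy":0,"wz":0,"hand":1}

```text
t: 2.4
ee_pos: [0.4675, 0.1027, 0.2317]
ee_rot: [2.034, 2.392, 0.007]
ft_force: [0.9, 0.4, 0.6]
width: 0.002
```

Request:
send_rows:
  plan:
    - {"tx":-0.26,"ty":0.073,"tz":0,"wx":0,"wy":0,"wz":0,"hand":1}
    - {"tx":-0.26,"ty":0.073,"tz":0,"wx":0,"wy":0,"wz":0,"hand":1}
    - {"tx":-0.26,"ty":0.073,"tz":0,"wx":0,"wy":0,"wz":0,"hand":1}
    - {"tx":-0.26,"ty":0.073,"tz":0,"wx":0,"wy":0,"wz":0,"hand":1}
    - {"tx":-0.26,"ty":0.073,"tz":0,"wx":0,"wy":0,"wz":0,"hand":1}

```text
t: 3.02
ee_pos: [0.5875, -0.15, 0.2327]
ee_rot: [1.994, 2.423, 0.009]
ft_force: [0.5, 0.8, 0.1]
width: -0.004
```

```bash
python3 -c "
from h import *
plan([.545,-.144,.093],5.3)"
```

```text
t 3.02 p [ 0.5875 -0.15    0.2327] x [-0.193  0.981  0.001] y [0.981 0.193 0.007] z [ 0.007  0.002 -1.   ] q [-0.35  0.46  1.4   0.    1.28 -0.55] F [0.5 0.8 0.1] w -0.004
shift units total [ 0.07  -0.208  0.697] min rows 3.0
rot units [ 0.0033 -0.0006  0.0483]
shift units after rot [ 0.05  -0.209  0.698]
```

Request:
send_rows:
  plan:
    - {"tx":0,"ty":0,"tz":0,"wx":0.003,"wy":0,"wz":0.048,"hand":1}
    - {"tx":0.025,"ty":-0.105,"tz":0.1,"wx":0,"wy":0,"wz":0,"hand":1}
    - {"tx":0.025,"ty":-0.105,"tz":0.1,"wx":0,"wy":0,"wz":0,"hand":1}
    - {"tx":0,"ty":0,"tz":0.17,"wx":0,"wy":0,"wz":0,"hand":1}

```text
t: 3.52
ee_pos: [0.5468, -0.1493, 0.1584]
ee_rot: [2.09, 2.338, 0.005]
ft_force: [0.1, -0.5, -0.2]
width: 0.001
```

```bash
python3 -c "
from h import *
plan([.545,-.144,.093],5.3)
f=vision.grab_frame('top'); crop(f,210,165,350,240,5,'pics/a1.png')
g=vision.grab_frame('side'); crop(g,300,140,440,285,4,'pics/a2.png')
"
```

```text
t 3.52 p [ 0.5468 -0.1493  0.1584] x [-0.112  0.994 -0.002] y [0.994 0.112 0.006] z [ 0.006 -0.001 -1.   ] q [-0.37  0.49  1.58  0.    1.06 -0.48] F [ 0.1 -0.5 -0.2] w 0.001
shift units total [ 0.028 -0.008  0.327] min rows 2.0
rot units [0.0027 0.0009 0.0093]
shift units after rot [ 0.027 -0.007  0.327]
```

View pics/a2.png

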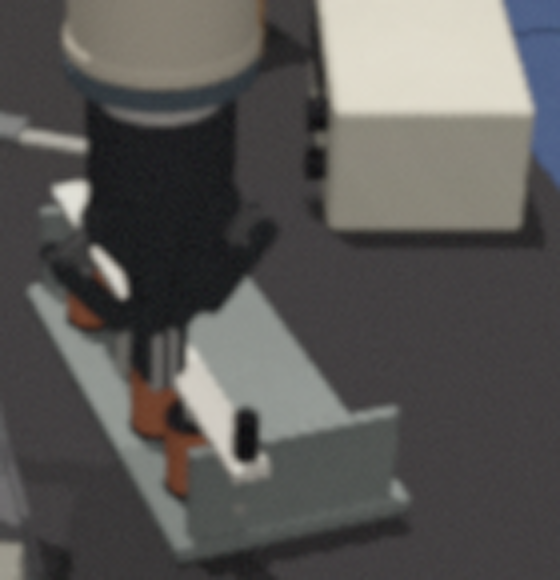

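View pics/a1.png

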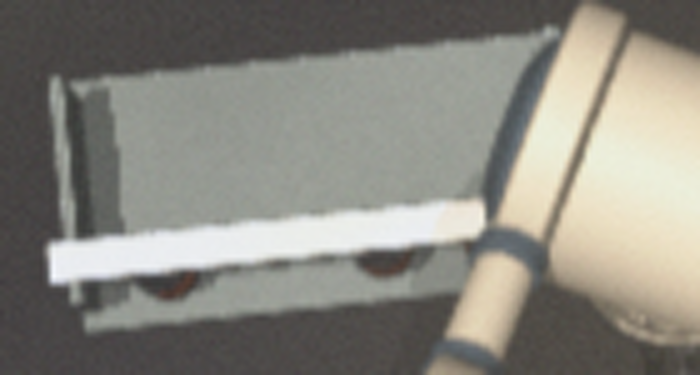

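Request:
send_rows:
  plan:
    - {"tx":0.014,"ty":-0.004,"tz":0.1,"wx":0.003,"wy":0.001,"wz":0.009,"hand":1}
    - {"tx":0.01,"ty":0,"tz":0.1,"wx":0,"wy":0,"wz":0,"hand":1}
    - {"tx":0,"ty":0,"tz":0.1,"wx":0,"wy":0,"wz":0,"hand":1}
    - {"tx":0,"ty":0,"tz":0,"wx":0,"wy":0,"wz":0,"hand":1}

```text
t: 4.12
ee_pos: [0.5471, -0.1446, 0.0985]
ee_rot: [-2.098, -2.335, 0.002]
ft_force: [-0.8, 0.5, -0.7]
width: -0.0
```

```bash
python3 -c "
from h import *
plan([.545,-.144,.093],5.3)
g=vision.grab_frame('side'); crop(g,300,140,440,285,4,'pics/a3.png')
"
```

```text
t 4.12 p [ 0.5471 -0.1446  0.0985] x [-0.106  0.994  0.001] y [ 0.994  0.106 -0.003] z [-0.003  0.001 -1.   ] q [-0.36  0.58  1.63 -0.    0.94 -0.47] F [-0.8  0.5 -0.7] w -0.0
shift units total [ 0.004 -0.01   0.027] min rows 1.0
rot units [-0.0013 -0.0007  0.0067]
shift units after rot [ 0.004 -0.01   0.027]
```

View pics/a3.png

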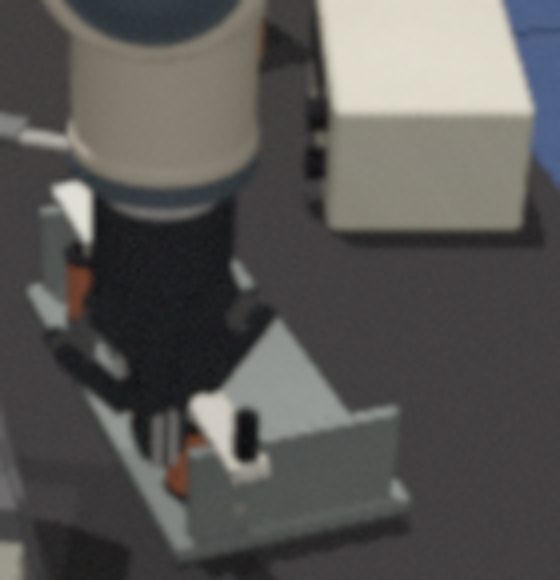

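Request:
send_rows:
  plan:
    - {"tx":0.004,"ty":0.04,"tz":0.025,"wx":-0.001,"wy":-0.001,"wz":0.006,"hand":1}
    - {"tx":0,"ty":0.04,"tz":0,"wx":0,"wy":0,"wz":0,"hand":1}
    - {"tx":0,"ty":0.04,"tz":0,"wx":0,"wy":0,"wz":0,"hand":1}
    - {"tx":0,"ty":0.04,"tz":0,"wx":0,"wy":0,"wz":0,"hand":1}
    - {"tx":0,"ty":0.04,"tz":0,"wx":0,"wy":0,"wz":0,"hand":1}
    - {"tx":0,"ty":0.04,"tz":0,"wx":0,"wy":0,"wz":0,"hand":1}
    - {"tx":0,"ty":0.04,"tz":0,"wx":0,"wy":0,"wz":0,"hand":1}

```text
t: 5.05
ee_pos: [0.608, -0.1387, 0.0969]
ee_rot: [2.111, 2.322, -0.0]
ft_force: [-2.0, -0.9, 0.4]
width: 0.003
```

```bash
python3 -c "
from h import *
plan([.545,-.144,.093],5.3)
g=vision.grab_frame('side'); crop(g,300,140,440,285,4,'pics/a4.png')
"
```

```text
t 5.05 p [ 0.608  -0.1387  0.0969] x [-0.095  0.995 -0.003] y [0.995 0.095 0.003] z [ 0.003 -0.003 -1.   ] q [-0.32  0.64  1.49 -0.    1.01 -0.41] F [-2.  -0.9  0.4] w 0.003
shift units total [ 0.004 -0.316  0.019] min rows 2.0
rot units [0.0013 0.0014 0.0013]
shift units after rot [ 0.003 -0.316  0.02 ]
```

View pics/a4.png

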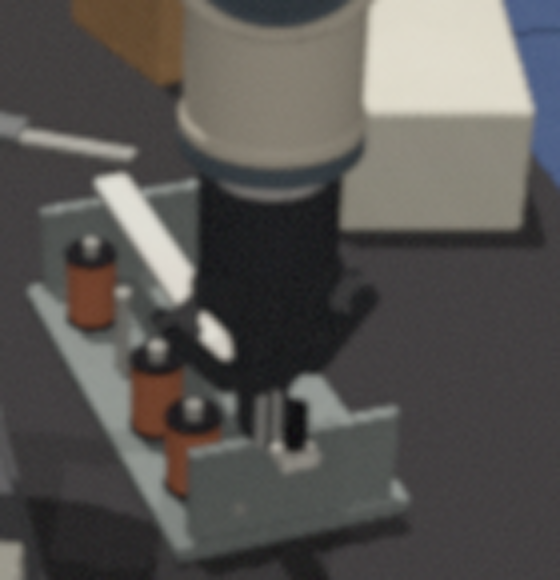

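Request:
send_rows:
  plan:
    - {"tx":0,"ty":0.04,"tz":0,"wx":0,"wy":0,"wz":0,"hand":1}
    - {"tx":0,"ty":0.04,"tz":0,"wx":0,"wy":0,"wz":0,"hand":1}
    - {"tx":0,"ty":0.04,"tz":0,"wx":0,"wy":0,"wz":0,"hand":1}
    - {"tx":0,"ty":0.04,"tz":0,"wx":0,"wy":0,"wz":0,"hand":1}

```text
t: 5.6
ee_pos: [0.6426, -0.1354, 0.097]
ee_rot: [2.111, 2.321, 0.0]
ft_force: [-2.8, -1.8, -0.4]
width: -0.0
```

Request:
send_rows:
  plan:
    - {"tx":0,"ty":0.02,"tz":0,"wx":0,"wy":0,"wz":0,"hand":1}
    - {"tx":0,"ty":0.02,"tz":0,"wx":0,"wy":0,"wz":0,"hand":1}

```text
t: 5.85
ee_pos: [0.6514, -0.1346, 0.097]
ee_rot: [2.11, 2.321, 0.001]
ft_force: [-2.7, -0.8, 0.5]
width: 0.002
```

Request:
send_rows:
  plan:
    - {"tx":0,"ty":0.02,"tz":0,"wx":0,"wy":0,"wz":0,"hand":1}
    - {"tx":0,"ty":0.02,"tz":0,"wx":0,"wy":0,"wz":0,"hand":1}

```text
t: 6.1
ee_pos: [0.6552, -0.1341, 0.0965]
ee_rot: [-2.111, -2.323, 0.009]
ft_force: [-37.3, -9.1, 21.4]
width: -0.001
```

```bash
python3 -c "
from h import *
plan([.545,-.144,.093],5.3)
g=vision.grab_frame('side'); crop(g,300,140,440,285,4,'pics/a5.png')
"
```

```text
t 6.1 p [ 0.6552 -0.1341  0.0965] x [-0.095  0.995 -0.002] y [ 0.995  0.095 -0.006] z [-0.006 -0.003 -1.   ] q [-0.29  0.7   1.36 -0.    1.09 -0.38] F [-37.3  -9.1  21.4] w -0.001
shift units total [ 0.003 -0.553  0.021] min rows 2.0
rot units [-0.003   0.001   0.0014]
shift units after rot [ 0.002 -0.553  0.017]
```

View pics/a5.png

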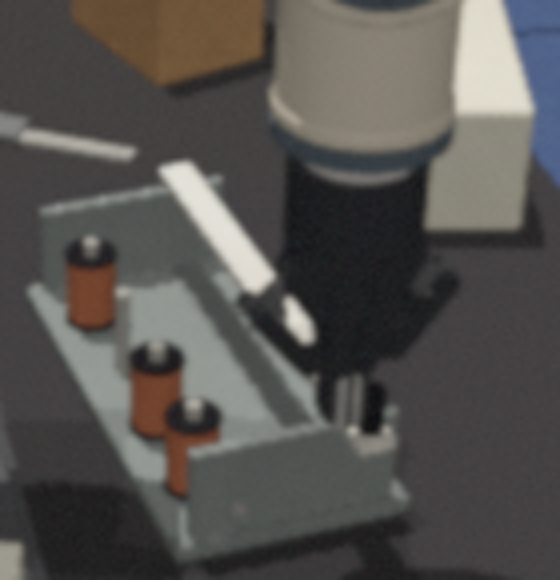

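Request:
send_rows:
  plan:
    - {"tx":0,"ty":-0.1,"tz":0,"wx":0,"wy":0,"wz":0,"hand":1}
    - {"tx":0,"ty":-0.1,"tz":-0.1,"wx":0,"wy":0,"wz":0,"hand":0}
    - {"tx":0.1,"ty":-0.1,"tz":-0.25,"wx":0,"wy":0,"wz":0,"hand":-1}
    - {"tx":0.2,"ty":-0.1,"tz":-0.25,"wx":0,"wy":0,"wz":0,"hand":-1}
    - {"tx":0.2,"ty":-0.1,"tz":0,"wx":0,"wy":0,"wz":0,"hand":-1}
    - {"tx":0.1,"ty":0,"tz":0,"wx":0,"wy":0,"wz":0,"hand":-1}
    - {"tx":0.1,"ty":0,"tz":0,"wx":0,"wy":0,"wz":0,"hand":-1}
    - {"tx":0.1,"ty":0,"tz":0,"wx":0,"wy":0,"wz":0,"hand":-1}

```text
t: 7.15
ee_pos: [0.5431, 0.0166, 0.2188]
ee_rot: [2.115, 2.32, -0.002]
ft_force: [0.2, 0.1, 0.6]
width: 1.002
```

```bash
cat > tubs.py <<'E'
from h import *
import sys
f=vision.grab_frame('top'); st(); print('cam',(-f['R'].T@f['t']).round(3))
n=sys.argv[1]
a=cv2.resize(f['color'][:,:,::-1],None,fx=1,fy=1)
crop(f,150,165,450,295,2.6,f'pics/{n}.png')
k=whites(f,140,(150,240,436,290))
cs,_=cv2.findContours(k,cv2.RETR_EXTERNAL,cv2.CHAIN_APPROX_NONE)
for c in cs:
    if cv2.contourArea(c)>60:
        pts=np.array([onplane(f,p[0][0],p[0][1],.055)[:2]*1000 for p in c],np.float32)
        r=cv2.minAreaRect(pts); print(np.round(r[0],1),np.round(r[1],1),round(r[2],1))
E
python3 tubs.py b1
```

```text
t 7.2 p [0.5429 0.0185 0.2188] x [-0.093  0.996 -0.001] y [ 0.996  0.093 -0.   ] z [ 0.    -0.001 -1.   ] q [-0.08  0.39  1.56 -0.    1.18 -0.17] F [-0.7  2.8  0.9] w 1.002
cam [ 0.419 -0.067  1.414]
[ 432.4 -295.4] [53.8 53.3] 8.1
[ 436.7 -163.1] [49.8 43.4] 71.0
[435.8 -45.2] [24.6 54.8] 84.3
[421.  123.8] [288.8 111. ] 89.4
[ 430. -408.] [ 40.3 140.1] 89.4
[482.3 -16.6] [31.5 43. ] 89.4
[491.5 186.5] [31.4 28.7] 89.4
```

View pics/b1.png

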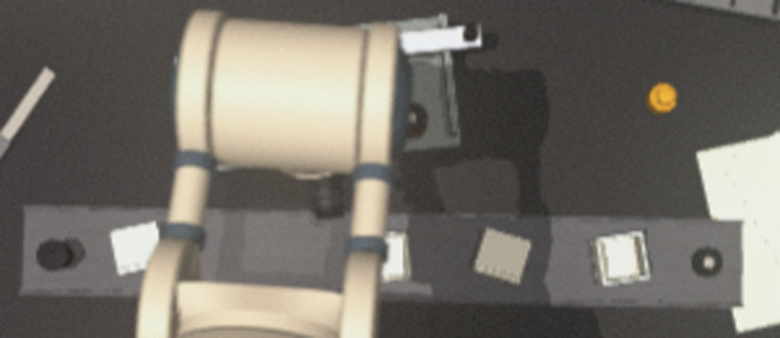

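```bash
cat > kin.py <<'E'
import numpy as np
D=np.array([(.6247,.2307,.494,1.346),(.6063,.2327,.46,1.40),(.5668,.1584,.49,1.58),(.5659,.0985,.58,1.63),(.6688,.0965,.7,1.36),(.5432,.2188,.39,1.56)])
A=[];b=[]
for r,z,a,c in D:
    A.append([np.sin(a),np.sin(a+c),1,0]);b.append(r);A.append([np.cos(a),np.cos(a+c),0,1]);b.append(z)
x,res,_,_=np.linalg.lstsq(np.array(A),np.array(b),rcond=None); print(x.round(4),(np.array(A)@x-b).round(4))
L1,L2,r0,h=x
for L3 in(.2,.25,.3):
  for r,z in((.47,.03),(.44,.045)):
    for th in range(-40,80,10):
        t=np.radians(th); wr=r-r0-L3*np.sin(t); wz=z-h-L3+L3*np.cos(t)  # wrist rel shoulder: h=base-L3
        wz=z+L3*np.cos(t)-(h+L3)
        d2=wr*wr+wz*wz; c=(d2-L1**2-L2**2)/(2*L1*L2)
        if abs(c)>1: print(L3,r,th,'unreach');continue
        q3=np.arccos(c); q2=np.arctan2(wr,wz)-np.arctan2(L2*np.sin(q3),L1+L2*np.cos(q3)); q5=np.pi-t-q2-q3
        print(L3,r,th,np.round([q2,q3,q5],2))
E
python3 kin.py
```

```text
[ 0.4926  0.3858  0.0047 -0.0945] [-0.0145  0.0059 -0.0132  0.0042  0.0084 -0.003   0.0184 -0.0111 -0.0062
  0.0045  0.0072 -0.0005]
0.2 0.47 -40 [0.74 1.66 1.44]
0.2 0.47 -30 [0.67 1.74 1.26]
0.2 0.47 -20 [0.61 1.82 1.06]
0.2 0.47 -10 [0.55 1.91 0.86]
0.2 0.47 0 [0.5  2.   0.64]
0.2 0.47 10 [0.46 2.1  0.41]
0.2 0.47 20 [0.43 2.19 0.17]
0.2 0.47 30 [ 0.43  2.28 -0.09]
0.2 0.47 40 [ 0.45  2.37 -0.38]
0.2 0.47 50 [ 0.5   2.44 -0.68]
0.2 0.47 60 [ 0.59  2.5  -1.  ]
0.2 0.47 70 [ 0.7   2.55 -1.33]
0.2 0.44 -40 [0.68 1.74 1.42]
0.2 0.44 -30 [0.61 1.82 1.24]
0.2 0.44 -20 [0.54 1.9  1.05]
0.2 0.44 -10 [0.48 1.98 0.85]
0.2 0.44 0 [0.43 2.07 0.64]
0.2 0.44 10 [0.39 2.16 0.42]
0.2 0.44 20 [0.36 2.26 0.18]
0.2 0.44 30 [ 0.36  2.35 -0.08]
0.2 0.44 40 [ 0.38  2.43 -0.37]
0.2 0.44 50 [ 0.44  2.51 -0.68]
0.2 0.44 60 [ 0.53  2.58 -1.01]
0.2 0.44 70 [ 0.66  2.62 -1.36]
0.25 0.47 -40 [0.81 1.56 1.48]
0.25 0.47 -30 [0.72 1.66 1.28]
0.25 0.47 -20 [0.64 1.77 1.08]
0.25 0.47 -10 [0.56 1.89 0.87]
0.25 0.47 0 [0.5  2.   0.64]
0.25 0.47 10 [0.45 2.12 0.4 ]
0.25 0.47 20 [0.42 2.24 0.14]
0.25 0.47 30 [ 0.42  2
[... 552 characters left out ...]
.3 0.47 -30 [0.76 1.59 1.31]
0.3 0.47 -20 [0.66 1.72 1.1 ]
0.3 0.47 -10 [0.57 1.86 0.88]
0.3 0.47 0 [0.5  2.   0.64]
0.3 0.47 10 [0.44 2.14 0.39]
0.3 0.47 20 [0.4  2.28 0.11]
0.3 0.47 30 [ 0.41  2.42 -0.21]
0.3 0.47 40 [ 0.48  2.54 -0.58]
0.3 0.47 50 [ 0.62  2.65 -1.01]
0.3 0.47 60 [ 0.86  2.73 -1.49]
0.3 0.47 70 [ 1.13  2.76 -1.97]
0.3 0.44 -40 [0.8  1.55 1.49]
0.3 0.44 -30 [0.7  1.67 1.29]
0.3 0.44 -20 [0.6  1.8  1.09]
0.3 0.44 -10 [0.51 1.94 0.87]
0.3 0.44 0 [0.43 2.07 0.64]
0.3 0.44 10 [0.36 2.21 0.39]
0.3 0.44 20 [0.33 2.35 0.12]
0.3 0.44 30 [ 0.34  2.48 -0.2 ]
0.3 0.44 40 [ 0.41  2.61 -0.58]
0.3 0.44 50 [ 0.58  2.73 -1.04]
0.3 0.44 60 [ 0.86  2.82 -1.59]
0.3 0.44 70 [ 1.2   2.86 -2.14]
```

```bash
cat >> h.py <<'E'
def frame(yang,tilt=0):
    a=np.radians(yang); y=np.array([np.cos(a),np.sin(a),0]); z=np.array([0,0,-1.]); T=np.stack([np.cross(y,z),y,z],1)
    return T@Ro.from_rotvec([0,np.radians(tilt),0]).as_matrix()
def pl(target,yang,tilt=0,grasp=None):
    """tilt about tool y deg (+: fingers point along +tool x side). If grasp given, target is grasp point w/ that offset"""
    s,M=st(); T=frame(yang,tilt); tg=np.asarray(target,float)
    if grasp is not None: tg=tg+T[:,2]*grasp
    rv=np.degrees(Ro.from_matrix(M.T@T).as_rotvec())/120; d=tg-s['ee_pos']
    print('TCP',tg.round(4),'| rot',rv.round(4),'rows',np.ceil(np.linalg.norm(rv)/.085),'| now-frame',(M.T@d/.2).round(3),'| after-rot',(T.T@d/.2).round(3),'rows',np.ceil(np.linalg.norm(d)/.055))
E
python3 -c "
from h import *
pl([.437,-.163,.11],72,0,.0227)
pl([.437,-.163,.11],72,45,.0227)"
```

```text
t 7.2 p [0.5429 0.0185 0.2188] x [-0.093  0.996 -0.001] y [ 0.996  0.093 -0.   ] z [ 0.    -0.001 -1.   ] q [-0.08  0.39  1.56 -0.    1.18 -0.17] F [-0.7  2.8  0.9] w 1.002
TCP [ 0.437  -0.163   0.0873] | rot [-4.000e-04  6.000e-04 -5.556e-01] rows 7.0 | now-frame [-0.854 -0.611  0.659] | after-rot [ 0.223 -1.027  0.657] rows 5.0
t 7.2 p [0.5429 0.0185 0.2188] x [-0.093  0.996 -0.001] y [ 0.996  0.093 -0.   ] z [ 0.    -0.001 -1.   ] q [-0.08  0.39  1.56 -0.    1.18 -0.17] F [-0.7  2.8  0.9] w 1.002
TCP [ 0.4217 -0.158   0.0939] | rot [ 0.2173  0.3314 -0.5256] rows 8.0 | now-frame [-0.822 -0.685  0.625] | after-rot [-0.227 -1.027  0.656] rows 5.0
```

Request:
send_rows:
  plan:
    - {"tx":0,"ty":0,"tz":0,"wx":0,"wy":0,"wz":-0.08,"hand":-1}
    - {"tx":0,"ty":0,"tz":0,"wx":0,"wy":0,"wz":-0.08,"hand":-1}
    - {"tx":0,"ty":0,"tz":0,"wx":0,"wy":0,"wz":-0.08,"hand":-1}
    - {"tx":0,"ty":0,"tz":0,"wx":0,"wy":0,"wz":-0.08,"hand":-1}
    - {"tx":0,"ty":0,"tz":0,"wx":0,"wy":0,"wz":-0.08,"hand":-1}
    - {"tx":0,"ty":0,"tz":0,"wx":0,"wy":0,"wz":-0.08,"hand":-1}
    - {"tx":0,"ty":0,"tz":0,"wx":0,"wy":0,"wz":-0.076,"hand":-1}
    - {"tx":0.05,"ty":-0.25,"tz":0,"wx":0,"wy":0,"wz":0,"hand":-1}
    - {"tx":0.05,"ty":-0.25,"tz":0,"wx":0,"wy":0,"wz":0,"hand":-1}
    - {"tx":0.05,"ty":-0.25,"tz":0,"wx":0,"wy":0,"wz":0,"hand":-1}

```text
t: 8.45
ee_pos: [0.4816, -0.121, 0.2171]
ee_rot: [0.418, 3.107, -0.002]
ft_force: [0.1, -0.8, -0.3]
width: 1.0
```

Request:
send_rows:
  plan:
    - {"tx":0,"ty":0,"tz":0,"wx":0,"wy":0.08,"wz":0,"hand":-1}
    - {"tx":0,"ty":0,"tz":0,"wx":0,"wy":0.08,"wz":0,"hand":-1}
    - {"tx":0,"ty":0,"tz":0,"wx":0,"wy":0.08,"wz":0,"hand":-1}
    - {"tx":0,"ty":0,"tz":0,"wx":0,"wy":0.08,"wz":0,"hand":-1}
    - {"tx":0,"ty":0,"tz":0,"wx":0,"wy":0.06,"wz":0,"hand":-1}

```text
t: 9.07
ee_pos: [0.4818, -0.1266, 0.2177]
ee_rot: [-0.321, -2.315, -0.136]
ft_force: [-0.6, -0.1, -0.3]
width: 1.0
```

```bash
python3 -c "
from h import *
pl([.437,-.163,.11],72,45,.0227)"; python3 tubs.py b2
```

```text
t 9.07 p [ 0.4818 -0.1266  0.2177] x [-0.665  0.188  0.723] y [ 0.272  0.962 -0.001] z [-0.696  0.196 -0.691] q [-0.34  0.77  1.14 -0.06  2.04 -1.64] F [-0.6 -0.1 -0.3] w 1.0
TCP [ 0.4217 -0.158   0.0939] | rot [-0.0136 -0.0109  0.0128] rows 1.0 | now-frame [-0.277 -0.232  0.606] | after-rot [-0.27  -0.242  0.605] rows 3.0
t 9.12 p [ 0.4815 -0.1266  0.2159] x [-0.658  0.186  0.73 ] y [ 0.272  0.962 -0.   ] z [-0.702  0.198 -0.684] q [-0.34  0.77  1.14 -0.06  2.05 -1.64] F [-4.9  2.3 -2. ] w 1.002
cam [ 0.419 -0.067  1.414]
[ 435.6 -293. ] [45.5 28.5] 5.2
[ 441.4 -408.2] [ 40.3 117.3] 89.4
[433.2 -91. ] [345.5 139.9] 89.4
[435.9 186.5] [276.4 139.7] 89.4
```

View pics/b2.png

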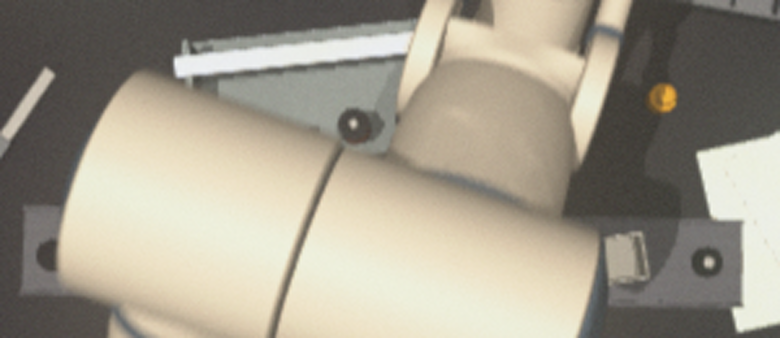

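Request:
send_rows:
  plan:
    - {"tx":0,"ty":0,"tz":0,"wx":-0.013,"wy":-0.011,"wz":0.013,"hand":-1}
    - {"tx":-0.09,"ty":-0.08,"tz":0.2,"wx":0,"wy":0,"wz":0,"hand":-1}
    - {"tx":-0.09,"ty":-0.08,"tz":0.2,"wx":0,"wy":0,"wz":0,"hand":-1}
    - {"tx":-0.09,"ty":-0.08,"tz":0.2,"wx":0,"wy":0,"wz":0,"hand":-1}
    - {"tx":0,"ty":0,"tz":0,"wx":0,"wy":0,"wz":0,"hand":-1}

```text
t: 9.75
ee_pos: [0.423, -0.16, 0.0909]
ee_rot: [-0.384, -2.346, -0.153]
ft_force: [0.6, 0.4, -0.0]
width: 1.001
```

```bash
python3 -c "
from h import *
pl([.437,-.163,.030],72,45,.0227)
g=vision.grab_frame('side'); crop(g,240,180,400,340,4,'pics/b3.png')"
```

```text
t 9.75 p [ 0.423  -0.16    0.0909] x [-0.68   0.23   0.696] y [ 0.318  0.948 -0.002] z [-0.66   0.22  -0.718] q [-0.44  0.84  1.37 -0.08  1.7  -1.66] F [ 0.6  0.4 -0. ] w 1.001
TCP [ 0.4217 -0.158   0.0139] | rot [ 0.0027  0.0076 -0.004 ] rows 1.0 | now-frame [-0.261  0.008  0.283] | after-rot [-0.266  0.007  0.278] rows 2.0
```

View pics/b3.png

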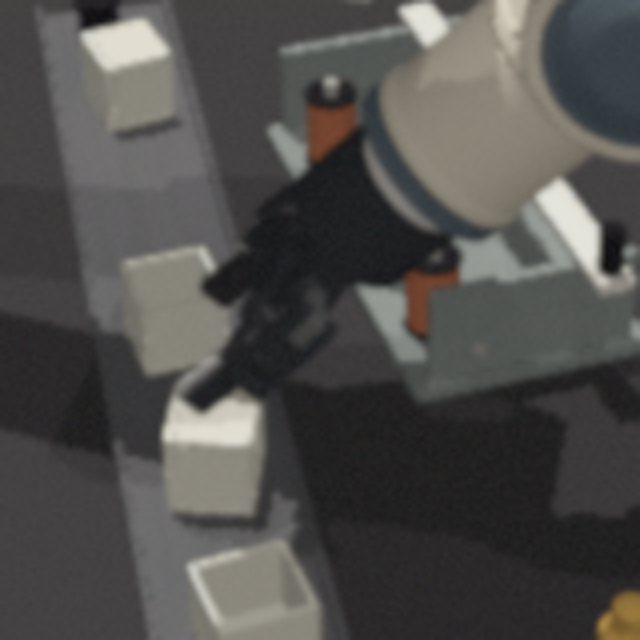

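Request:
send_rows:
  plan:
    - {"tx":-0.13,"ty":0.004,"tz":0.14,"wx":0.003,"wy":0.008,"wz":-0.004,"hand":-1}
    - {"tx":-0.1,"ty":0.004,"tz":0.1,"wx":0,"wy":0,"wz":0,"hand":-1}
    - {"tx":-0.04,"ty":0,"tz":0.04,"wx":0,"wy":0,"wz":0,"hand":-1}
    - {"tx":0,"ty":0,"tz":0,"wx":0,"wy":0,"wz":0,"hand":-1}

```text
t: 10.3
ee_pos: [0.4314, -0.1597, 0.0191]
ee_rot: [-0.375, -2.352, -0.148]
ft_force: [-0.0, -0.2, 0.3]
width: 1.001
```

```bash
python3 -c "
from h import *
pl([.437,-.163,.030],72,45,.0227)
g=vision.grab_frame('side'); crop(g,240,180,400,340,4,'pics/b4.png')"
```

```text
t 10.3 p [ 0.4314 -0.1597  0.0191] x [-0.685  0.225  0.692] y [ 0.31   0.951 -0.002] z [-0.659  0.213 -0.722] q [-0.43  0.94  1.36 -0.08  1.6  -1.65] F [-0.  -0.2  0.3] w 1.001
TCP [ 0.4217 -0.158   0.0139] | rot [-0.0003  0.0099 -0.0012] rows 1.0 | now-frame [ 0.017 -0.007  0.052] | after-rot [ 0.016 -0.007  0.052] rows 1.0
```

View pics/b4.png

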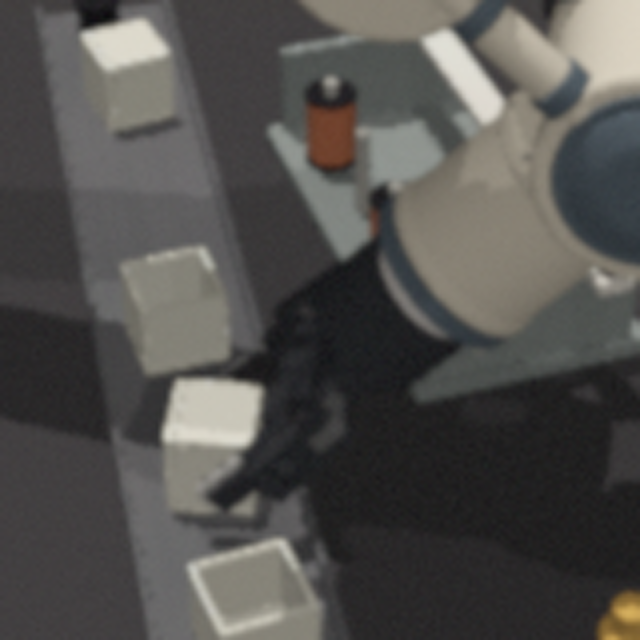

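Request:
send_rows:
  plan:
    - {"tx":0.015,"ty":-0.007,"tz":0.05,"wx":0,"wy":0.008,"wz":0,"hand":-1}
    - {"tx":0,"ty":0,"tz":0,"wx":0,"wy":0,"wz":0,"hand":1}
    - {"tx":0,"ty":0,"tz":0,"wx":0,"wy":0,"wz":0,"hand":1}
    - {"tx":0,"ty":0,"tz":0,"wx":0,"wy":0,"wz":0,"hand":1}
    - {"tx":0,"ty":0,"tz":0,"wx":0,"wy":0,"wz":0,"hand":1}

```text
t: 10.98
ee_pos: [0.423, -0.1587, 0.0162]
ee_rot: [-0.374, -2.339, -0.149]
ft_force: [-0.6, 0.3, -0.6]
width: 0.603
```

```bash
python3 -c "
from h import *
pl([.437,-.163,.030],72,45,.0227)"
```

```text
t 10.97 p [ 0.423  -0.1587  0.0162] x [-0.676  0.223  0.702] y [ 0.311  0.951 -0.003] z [-0.668  0.216 -0.712] q [-0.43  0.95  1.38 -0.08  1.59 -1.65] F [-0.6  0.3 -0.6] w 0.603
TCP [ 0.4217 -0.158   0.0139] | rot [-0.0004  0.0034 -0.0015] rows 1.0 | now-frame [-0.003  0.001  0.013] | after-rot [-0.003  0.001  0.013] rows 1.0
```

Request:
send_rows:
  plan:
    - {"tx":0.08,"ty":0,"tz":-0.08,"wx":0,"wy":0,"wz":0,"hand":1}
    - {"tx":0.12,"ty":0,"tz":-0.12,"wx":0,"wy":0,"wz":0,"hand":1}
    - {"tx":0.12,"ty":0,"tz":-0.12,"wx":0,"wy":0,"wz":0,"hand":1}
    - {"tx":0,"ty":0,"tz":0,"wx":0,"wy":-0.08,"wz":0,"hand":1}
    - {"tx":0,"ty":0,"tz":0,"wx":0,"wy":-0.08,"wz":0,"hand":1}
    - {"tx":0,"ty":0,"tz":0,"wx":0,"wy":-0.08,"wz":0,"hand":1}
    - {"tx":0,"ty":0,"tz":0,"wx":0,"wy":-0.08,"wz":0,"hand":1}
    - {"tx":0,"ty":0,"tz":0,"wx":0,"wy":-0.08,"wz":0,"hand":1}
    - {"tx":0,"ty":0,"tz":0,"wx":0,"wy":-0.08,"wz":0,"hand":1}

```text
t: 12.1
ee_pos: [0.4251, -0.1594, 0.1211]
ee_rot: [0.451, 2.846, -0.069]
ft_force: [2.2, 0.9, -1.8]
width: 0.605
```

```bash
python3 -c "
from h import *
pl([.450,-.163,.042],72,-15,.0227)
g=vision.grab_frame('side'); crop(g,240,180,400,340,4,'pics/b5.png')"
```

```text
t 12.1 p [ 0.4251 -0.1594  0.1211] x [-0.919  0.298 -0.26 ] y [ 0.31   0.951 -0.006] z [ 0.246 -0.087 -0.966] q [-0.53  0.36  2.09  0.12  0.44 -1.88] F [ 2.2  0.9 -1.8] w 0.605
TCP [ 0.4556 -0.1648  0.0201] | rot [-0.0031  0.0007  0.0004] rows 1.0 | now-frame [-0.017  0.025  0.528] | after-rot [-0.017  0.021  0.528] rows 2.0
```

View pics/b5.png

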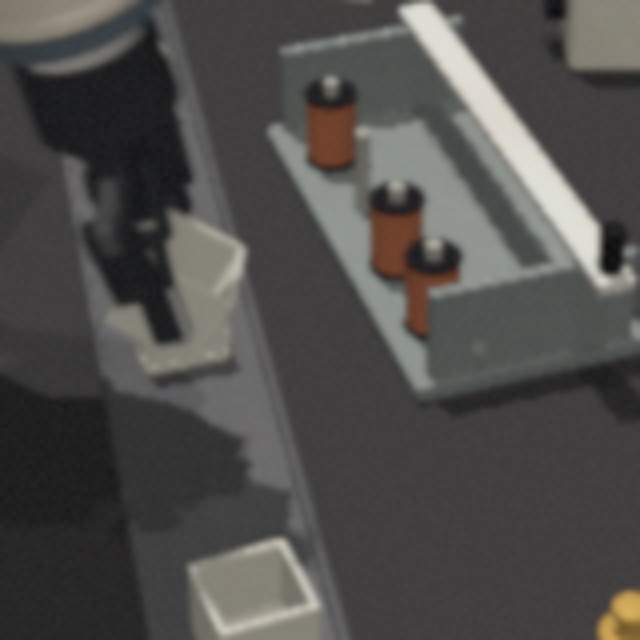

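Request:
send_rows:
  plan:
    - {"tx":0,"ty":0.01,"tz":0.15,"wx":-0.003,"wy":0,"wz":0,"hand":1}
    - {"tx":0,"ty":0.01,"tz":0.15,"wx":0,"wy":0,"wz":0,"hand":1}
    - {"tx":0,"ty":0,"tz":0.1,"wx":0,"wy":0,"wz":0,"hand":1}
    - {"tx":0,"ty":0,"tz":0.04,"wx":0,"wy":0,"wz":0,"hand":1}

```text
t: 12.65
ee_pos: [0.4466, -0.1618, 0.0379]
ee_rot: [0.448, 2.836, -0.063]
ft_force: [0.1, 0.4, -1.5]
width: 0.6
```

```bash
python3 -c "
from h import *
pl([.450,-.163,.042],72,-15,.0227)
g=vision.grab_frame('side'); crop(g,240,180,400,340,4,'pics/b6.png')"
```

```text
t 12.65 p [ 0.4466 -0.1618  0.0379] x [-0.916  0.296 -0.27 ] y [ 0.308  0.951 -0.001] z [ 0.257 -0.084 -0.963] q [-0.51  0.57  2.13  0.3   0.18 -2.05] F [ 0.1  0.4 -1.5] w 0.6
TCP [ 0.4556 -0.1648  0.0201] | rot [-0.0002  0.0056  0.0006] rows 1.0 | now-frame [-0.022 -0.001  0.099] | after-rot [-0.023 -0.001  0.098] rows 1.0
```

View pics/b6.png

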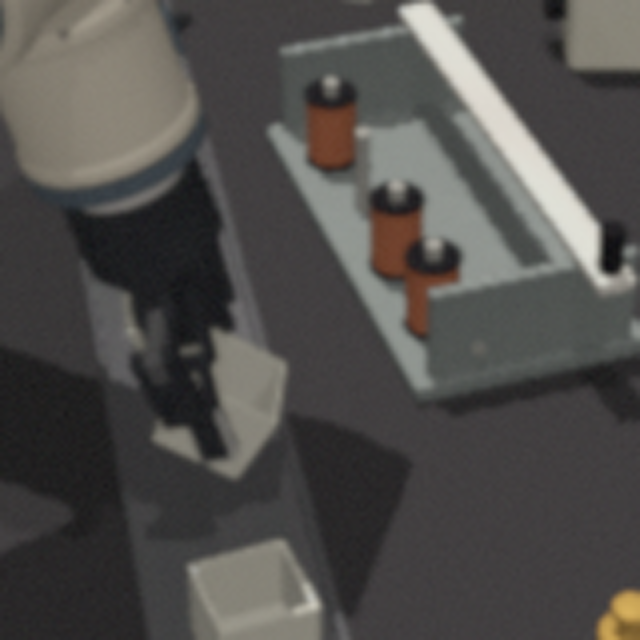

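Request:
send_rows:
  plan:
    - {"tx":0,"ty":0,"tz":0.04,"wx":0,"wy":0.02,"wz":0,"hand":1}
    - {"tx":0,"ty":0,"tz":0.03,"wx":0,"wy":0.01,"wz":0,"hand":1}

```text
t: 12.95
ee_pos: [0.4499, -0.1629, 0.0253]
ee_rot: [0.458, 2.899, -0.049]
ft_force: [-0.3, 0.1, -0.5]
width: 0.6
```

Request:
send_rows:
  plan:
    - {"tx":0,"ty":0,"tz":0.02,"wx":0,"wy":0,"wz":0,"hand":1}

```text
t: 13.08
ee_pos: [0.4513, -0.1633, 0.0222]
ee_rot: [0.457, 2.898, -0.049]
ft_force: [0.5, -0.0, -1.8]
width: 0.6
```

```bash
python3 -c "
from h import *
pl([.450,-.163,.042],72,-12,.0227)
g=vision.grab_frame('side'); crop(g,240,180,400,340,4,'pics/b7.png')"
```

```text
t 13.07 p [ 0.4513 -0.1633  0.0222] x [-0.931  0.301 -0.208] y [ 0.308  0.951 -0.001] z [ 0.198 -0.065 -0.978] q [-0.5   0.61  2.07  0.15  0.26 -1.9 ] F [ 0.5 -0.  -1.8] w 0.6
TCP [ 0.4545 -0.1645  0.0198] | rot [-0.0002  0.0001  0.0007] rows 1.0 | now-frame [-0.014 -0.001  0.015] | after-rot [-0.014 -0.001  0.015] rows 1.0
```

View pics/b7.png

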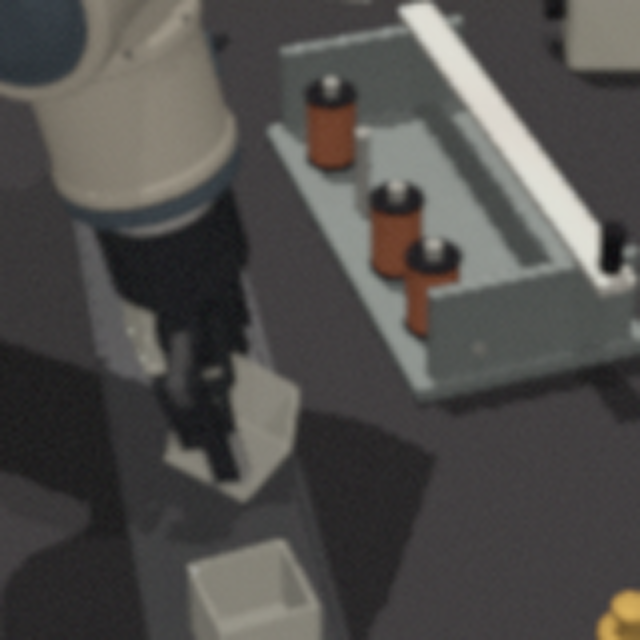

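Request:
send_rows:
  plan:
    - {"tx":0,"ty":0,"tz":0.015,"wx":0,"wy":0,"wz":0,"hand":1}
    - {"tx":0,"ty":0,"tz":0.015,"wx":0,"wy":0,"wz":0,"hand":1}

```text
t: 13.38
ee_pos: [0.452, -0.1635, 0.0175]
ee_rot: [0.457, 2.896, -0.05]
ft_force: [-26.3, 6.1, 104.8]
width: 0.601
```

Request:
send_rows:
  plan:
    - {"tx":0,"ty":0,"tz":0.015,"wx":0,"wy":0,"wz":0,"hand":1}

```text
t: 13.5
ee_pos: [0.4522, -0.1635, 0.0166]
ee_rot: [0.456, 2.894, -0.051]
ft_force: [-21.8, 3.7, 80.8]
width: 0.602
```

Request:
send_rows:
  plan:
    - {"tx":0,"ty":0,"tz":-0.01,"wx":0,"wy":0,"wz":0,"hand":1}

```text
t: 13.62
ee_pos: [0.4516, -0.1633, 0.0192]
ee_rot: [0.456, 2.893, -0.051]
ft_force: [0.6, -0.6, -0.9]
width: 0.604
```

```bash
python3 -c "
from h import *
pl([.450,-.163,.042],72,-12,.0227)"
```

```text
t 13.62 p [ 0.4516 -0.1633  0.0192] x [-0.929  0.301 -0.214] y [ 0.308  0.951 -0.001] z [ 0.203 -0.067 -0.977] q [-0.5   0.61  2.08  0.16  0.24 -1.91] F [ 0.6 -0.6 -0.9] w 0.604
TCP [ 0.4545 -0.1645  0.0198] | rot [-0.0005  0.0028  0.0006] rows 1.0 | now-frame [-0.016 -0.001  0.001] | after-rot [-0.016 -0.001  0.   ] rows 1.0
```

Floor contact is confirmed, so I'll release here.

Request:
send_rows:
  plan:
    - {"tx":0,"ty":0,"tz":0,"wx":0,"wy":0,"wz":0,"hand":-1}
    - {"tx":0,"ty":0,"tz":0,"wx":0,"wy":0,"wz":0,"hand":-1}
    - {"tx":0,"ty":0,"tz":0,"wx":0,"wy":0,"wz":0,"hand":-1}
    - {"tx":0,"ty":0,"tz":0,"wx":0,"wy":0,"wz":0,"hand":-1}
    - {"tx":0,"ty":0,"tz":0,"wx":0,"wy":0,"wz":0,"hand":-1}

```text
t: 14.25
ee_pos: [0.4515, -0.1633, 0.019]
ee_rot: [0.457, 2.893, -0.051]
ft_force: [0.1, 1.3, 0.2]
width: 0.995
```

```bash
python3 -c "
from h import *
pl([.430,-.163,.15],72,0,0)
g=vision.grab_frame('side'); crop(g,240,180,400,340,4,'pics/b8.png')"
```

```text
t 14.25 p [ 0.4515 -0.1633  0.019 ] x [-0.929  0.301 -0.213] y [ 0.308  0.951 -0.001] z [ 0.203 -0.067 -0.977] q [-0.5   0.61  2.08  0.16  0.24 -1.91] F [0.1 1.3 0.2] w 0.995
TCP [ 0.43  -0.163  0.15 ] | rot [-0.0004  0.1027  0.0005] rows 2.0 | now-frame [-0.04  -0.032 -0.662] | after-rot [ 0.103 -0.032 -0.655] rows 3.0
```

View pics/b8.png

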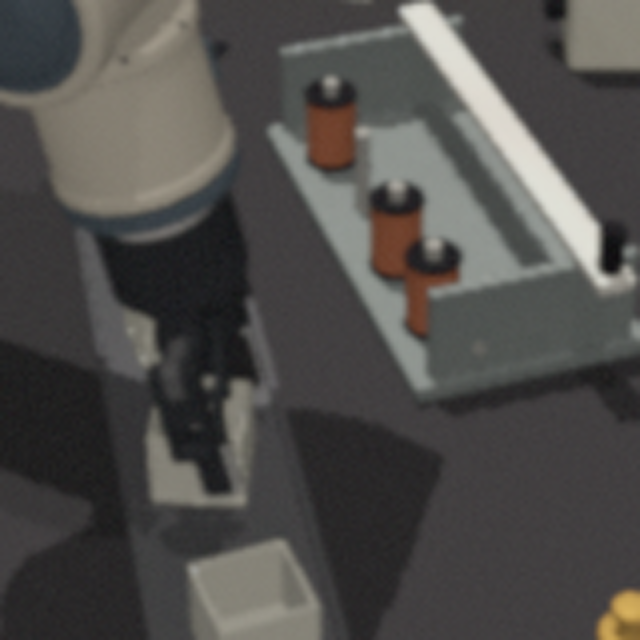

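Request:
send_rows:
  plan:
    - {"tx":0,"ty":0,"tz":-0.1,"wx":0,"wy":0,"wz":0,"hand":-1}
    - {"tx":0,"ty":0,"tz":-0.2,"wx":0,"wy":0,"wz":0,"hand":-1}
    - {"tx":0,"ty":0,"tz":-0.25,"wx":0,"wy":0,"wz":0,"hand":-1}
    - {"tx":0,"ty":0,"tz":-0.25,"wx":0,"wy":0,"wz":0,"hand":-1}
    - {"tx":0,"ty":0,"tz":-0.1,"wx":0,"wy":0.085,"wz":0,"hand":-1}
    - {"tx":-0.1,"ty":0,"tz":0,"wx":0,"wy":0.02,"wz":0,"hand":-1}

```text
t: 15.05
ee_pos: [0.4318, -0.1564, 0.1983]
ee_rot: [0.489, 3.092, -0.003]
ft_force: [1.2, 0.4, -1.0]
width: 1.0
```

```bash
python3 tubs.py c1; python3 -c "
from h import *
pl([.449,.239,.11],105,45,.0227)
pl([.48,.239,.2],105,0,.0227)
g=vision.grab_frame('side'); crop(g,240,160,400,340,3.3,'pics/c2.png')"
```

```text
t 15.1 p [ 0.4348 -0.1576  0.198 ] x [-0.951  0.308 -0.013] y [ 0.308  0.951 -0.   ] z [ 0.012 -0.004 -1.   ] q [-0.48  0.3   1.78  0.    1.04 -1.74] F [ 2.2 -2.4  1.3] w 0.995
cam [ 0.419 -0.067  1.414]
[380.5 -68.6] [28.  50.9] 62.8
[ 400.  -304.8] [ 31.8 102.6] 62.3
[436.2 -33.6] [53.3 53.2] 4.2
[449.2 238.6] [50.4 52.5] 11.6
[ 441.4 -408.2] [ 40.3 117.3] 89.4
[ 424.2 -204.6] [158.3 141. ] 62.7
[ 462.3 -112.1] [ 30.7 103.8] 62.7
t 15.1 p [ 0.4348 -0.1576  0.198 ] x [-0.951  0.308 -0.013] y [ 0.308  0.951 -0.   ] z [ 0.012 -0.004 -1.   ] q [-0.48  0.3   1.78  0.    1.04 -1.74] F [ 2.2 -2.4  1.3] w 0.995
TCP [0.4335 0.2348 0.0939] | rot [ 0.1062  0.3702 -0.2612] rows 6.0 | now-frame [0.618 1.865 0.513] | after-rot [-0.723  1.897  0.013] rows 8.0
t 15.1 p [ 0.4348 -0.1576  0.198 ] x [-0.951  0.308 -0.013] y [ 0.308  0.951 -0.   ] z [ 0.012 -0.004 -1.   ] q [-0.48  0.3   1.78  0.    1.04 -1.74] F [ 2.2 -2.4  1.3] w 0.995
TCP [0.48   0.239  0.1773] | rot [-0.0018  0.0058 -0.2747] rows 4.0 | now-frame [0.398 1.956 0.099] | after-rot [-0.731  1.857  0.104] rows 8.0
```

View pics/c1.png

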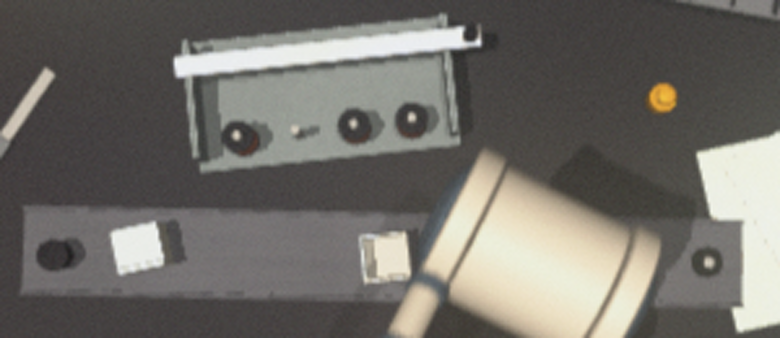

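View pics/c2.png

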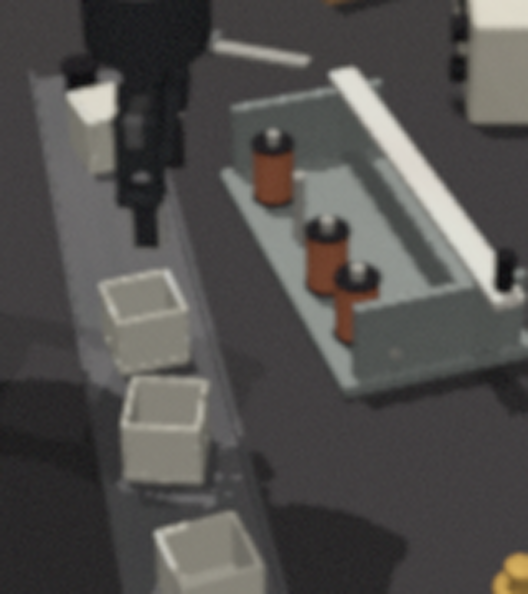

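Request:
send_rows:
  plan:
    - {"tx":0,"ty":0,"tz":0,"wx":0,"wy":0.005,"wz":-0.086,"hand":-1}
    - {"tx":0,"ty":0,"tz":0,"wx":0,"wy":0,"wz":-0.086,"hand":-1}
    - {"tx":0,"ty":0,"tz":0,"wx":0,"wy":0,"wz":-0.086,"hand":-1}
    - {"tx":-0.09,"ty":0.24,"tz":0,"wx":0,"wy":0,"wz":0,"hand":-1}
    - {"tx":-0.09,"ty":0.24,"tz":0,"wx":0,"wy":0,"wz":0,"hand":-1}
    - {"tx":-0.09,"ty":0.24,"tz":0,"wx":0,"wy":0,"wz":0,"hand":-1}
    - {"tx":-0.09,"ty":0.24,"tz":0,"wx":0,"wy":0,"wz":0,"hand":-1}
    - {"tx":-0.09,"ty":0.24,"tz":0,"wx":0,"wy":0,"wz":0,"hand":-1}
    - {"tx":-0.09,"ty":0.24,"tz":0,"wx":0,"wy":0,"wz":0,"hand":-1}

```text
t: 16.27
ee_pos: [0.4632, 0.1557, 0.1932]
ee_rot: [0.379, -3.118, -0.001]
ft_force: [0.8, 0.3, 1.1]
width: 0.995
```

```bash
python3 -c "
from h import *
pl([.449,.239,.11],102,45,.0227)
f=vision.grab_frame('top')
crop(f,200,160,350,240,5,'pics/c3.png')
"
```

```text
t 16.27 p [0.4632 0.1557 0.1932] x [-0.971 -0.24   0.   ] y [-0.24   0.971  0.   ] z [-0.  0. -1.] q [ 0.2   0.35  1.72  0.    1.07 -1.61] F [0.8 0.3 1.1] w 0.995
TCP [0.4333 0.2357 0.0939] | rot [-0.0059  0.3748  0.0149] rows 5.0 | now-frame [0.049 0.424 0.496] | after-rot [-0.306  0.422  0.395] rows 3.0
```

View pics/c3.png

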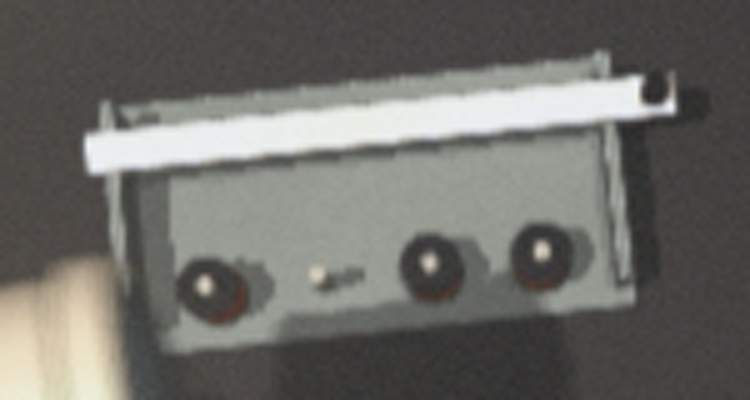

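Request:
send_rows:
  plan:
    - {"tx":0.02,"ty":0.14,"tz":0.1,"wx":-0.001,"wy":0.075,"wz":0.003,"hand":-1}
    - {"tx":0,"ty":0.14,"tz":0.1,"wx":-0.001,"wy":0.075,"wz":0.003,"hand":-1}
    - {"tx":0,"ty":0.14,"tz":0,"wx":-0.001,"wy":0.075,"wz":0.003,"hand":-1}
    - {"tx":0,"ty":0,"tz":0,"wx":-0.001,"wy":0.075,"wz":0.003,"hand":-1}
    - {"tx":0,"ty":0,"tz":0,"wx":-0.001,"wy":0.075,"wz":0.003,"hand":-1}

```text
t: 16.95
ee_pos: [0.432, 0.2443, 0.1532]
ee_rot: [0.252, -2.325, 0.107]
ft_force: [-0.2, -0.6, 0.6]
width: 1.0
```

```bash
python3 -c "
from h import *
pl([.449,.239,.10],102,45,.0227)
f=vision.grab_frame('top')
P=[]
for u,v in((205,284),(318,274),(430,261),(542,249)):
    p=onplane(f,200+(u+.5)/5-.5,160+(v+.5)/5-.5,.074); P.append(p[:2])
P=np.array(P);print(P.round(4)); o=P.mean(0); d=P[0]+P[1]*.33-P[2]*.33-P[3]; d/=np.linalg.norm(d); print('o',o,'yaw',np.degrees(np.arctan2(-d[0],d[1])), (P-o)@d)
g=vision.grab_frame('side'); crop(g,240,140,400,300,4,'pics/c4.png')
ex=np.array([d[1],-d[0]])
for y in(.096,.032,-.032,-.096): print(y,(o+y*d).round(4), proj(g,np.r_[o+y*d,.074]).round(1))
"
```

```text
t 16.95 p [0.432  0.2443 0.1532] x [-0.677 -0.148  0.721] y [-0.214  0.977 -0.   ] z [-0.705 -0.154 -0.693] q [ 0.34  0.82  1.21  0.09  1.91 -1.46] F [-0.2 -0.6  0.6] w 1.0
TCP [0.4333 0.2357 0.0839] | rot [-0.0021 -0.0097  0.0021] rows 1.0 | now-frame [-0.248 -0.044  0.242] | after-rot [-0.243 -0.044  0.247] rows 2.0
[[ 0.5711  0.1262]
 [ 0.5762  0.0622]
 [ 0.583  -0.0013]
 [ 0.5892 -0.065 ]]
o [0.57985848 0.03052431] yaw 5.502093677884962 [ 0.09609136  0.03187707 -0.03202254 -0.09594589]
0.096 [0.5707 0.1261] [322.3 199.3]
0.032 [0.5768 0.0624] [330.3 211.8]
-0.032 [ 0.5829 -0.0013] [338.9 225.3]
-0.096 [ 0.5891 -0.065 ] [348.1 239.7]
```

View pics/c4.png

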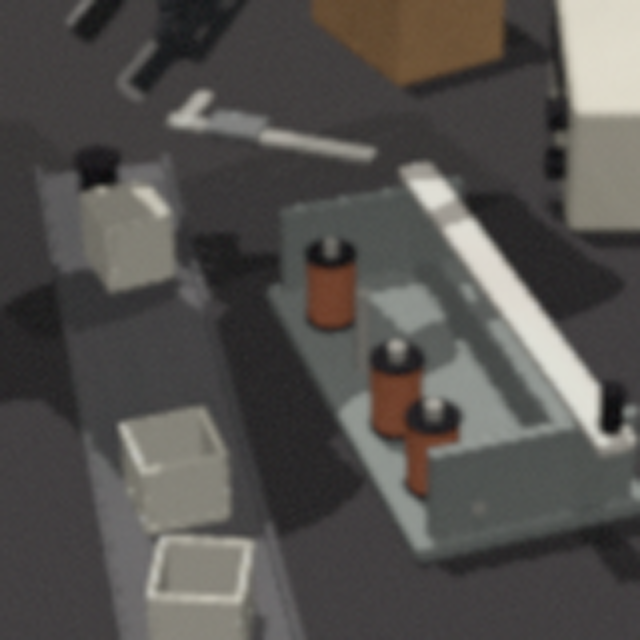

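Request:
send_rows:
  plan:
    - {"tx":-0.12,"ty":-0.022,"tz":0.12,"wx":-0.002,"wy":-0.01,"wz":0.002,"hand":-1}
    - {"tx":-0.12,"ty":-0.022,"tz":0.12,"wx":0,"wy":0,"wz":0,"hand":-1}
    - {"tx":0,"ty":0,"tz":0,"wx":0,"wy":0,"wz":0,"hand":-1}

```text
t: 17.42
ee_pos: [0.4326, 0.2343, 0.081]
ee_rot: [0.247, -2.355, 0.101]
ft_force: [-0.6, -0.3, 1.6]
width: 0.998
```

```bash
python3 -c "
from h import *
pl([.449,.239,.031],102,45,.0227)
g=vision.grab_frame('side'); crop(g,240,140,400,300,4,'pics/c5.png')
"
```

```text
t 17.43 p [0.4326 0.2343 0.081 ] x [-0.698 -0.148  0.7  ] y [-0.207  0.978  0.   ] z [-0.685 -0.145 -0.714] q [ 0.32  0.89  1.27  0.08  1.75 -1.48] F [-0.6 -0.3  1.6] w 0.998
TCP [0.4333 0.2357 0.0149] | rot [ 0.0004  0.0046 -0.0003] rows 1.0 | now-frame [-0.235  0.006  0.233] | after-rot [-0.237  0.006  0.23 ] rows 2.0
```

View pics/c5.png

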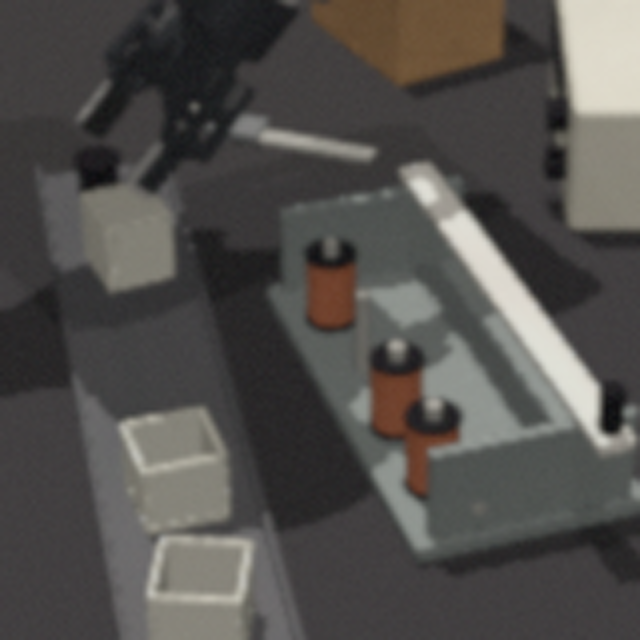

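Request:
send_rows:
  plan:
    - {"tx":-0.12,"ty":0.005,"tz":0.11,"wx":0,"wy":0.004,"wz":0,"hand":-1}
    - {"tx":-0.08,"ty":0,"tz":0.08,"wx":0,"wy":0,"wz":0,"hand":-1}
    - {"tx":-0.03,"ty":0,"tz":0.03,"wx":0,"wy":0,"wz":0,"hand":-1}
    - {"tx":0,"ty":0,"tz":0,"wx":0,"wy":0,"wz":0,"hand":-1}

```text
t: 17.98
ee_pos: [0.4371, 0.2374, 0.0223]
ee_rot: [0.248, -2.359, 0.099]
ft_force: [-0.4, 0.6, 0.4]
width: 0.998
```

```bash
python3 -c "
from h import *
pl([.449,.239,.031],102,45,.0227)
g=vision.grab_frame('side'); crop(g,240,140,400,300,4,'pics/c6.png')
f=vision.grab_frame('top'); print(onplane(f,171,263,.04))
"
```

```text
t 17.98 p [0.4371 0.2374 0.0223] x [-0.701 -0.15   0.697] y [-0.208  0.978  0.002] z [-0.682 -0.144 -0.717] q [ 0.32  0.97  1.27  0.08  1.67 -1.48] F [-0.4  0.6  0.4] w 0.998
TCP [0.4333 0.2357 0.0149] | rot [0.0007 0.0066 0.0005] rows 1.0 | now-frame [-0.011 -0.004  0.04 ] | after-rot [-0.012 -0.004  0.04 ] rows 1.0
[0.44166276 0.33176785 0.04      ]
```

View pics/c6.png

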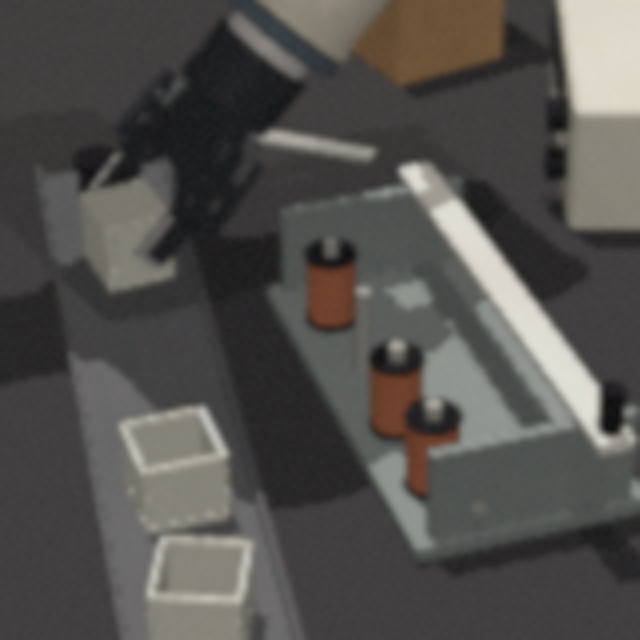

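Request:
send_rows:
  plan:
    - {"tx":-0.01,"ty":-0.004,"tz":0.04,"wx":0,"wy":0.006,"wz":0,"hand":-1}
    - {"tx":0,"ty":0,"tz":0,"wx":0,"wy":0,"wz":0,"hand":1}
    - {"tx":0,"ty":0,"tz":0,"wx":0,"wy":0,"wz":0,"hand":1}
    - {"tx":0,"ty":0,"tz":0,"wx":0,"wy":0,"wz":0,"hand":1}
    - {"tx":0,"ty":0,"tz":0,"wx":0,"wy":0,"wz":0,"hand":1}

```text
t: 18.7
ee_pos: [0.4338, 0.2359, 0.0162]
ee_rot: [0.247, -2.348, 0.099]
ft_force: [0.1, -0.0, -1.9]
width: 0.604
```

Request:
send_rows:
  plan:
    - {"tx":0.08,"ty":0,"tz":-0.08,"wx":0,"wy":0,"wz":0,"hand":1}
    - {"tx":0.12,"ty":0,"tz":-0.12,"wx":0,"wy":0,"wz":0,"hand":1}
    - {"tx":0.12,"ty":0,"tz":-0.12,"wx":0,"wy":0,"wz":0,"hand":1}
    - {"tx":0,"ty":0,"tz":0,"wx":0,"wy":-0.08,"wz":0,"hand":1}
    - {"tx":0,"ty":0,"tz":0,"wx":0,"wy":-0.08,"wz":0,"hand":1}
    - {"tx":0,"ty":0,"tz":0,"wx":0,"wy":-0.08,"wz":0,"hand":1}
    - {"tx":0,"ty":0,"tz":0,"wx":0,"wy":-0.08,"wz":0,"hand":1}
    - {"tx":0,"ty":0,"tz":0,"wx":0,"wy":-0.08,"wz":0,"hand":1}
    - {"tx":0,"ty":0,"tz":0,"wx":0,"wy":-0.06,"wz":0,"hand":1}

```text
t: 19.82
ee_pos: [0.436, 0.2363, 0.1218]
ee_rot: [-0.303, 2.908, 0.041]
ft_force: [1.0, -0.1, -1.2]
width: 0.605
```

```bash
python3 -c "
from h import *
pl([.455,.239,.045],102,-12,.0227)
g=vision.grab_frame('side'); crop(g,240,140,400,300,4,'pics/c7.png')
"
```

```text
t 19.82 p [0.436  0.2363 0.1218] x [-0.955 -0.201 -0.218] y [-0.207  0.978  0.005] z [ 0.212  0.05  -0.976] q [ 0.4   0.4   1.96 -0.07  0.56 -1.32] F [ 1.  -0.1 -1.2] w 0.605
TCP [0.4596 0.24   0.0228] | rot [ 0.0024  0.0049 -0.001 ] rows 1.0 | now-frame [-0.008 -0.009  0.509] | after-rot [-0.014 -0.007  0.509] rows 2.0
```

View pics/c7.png

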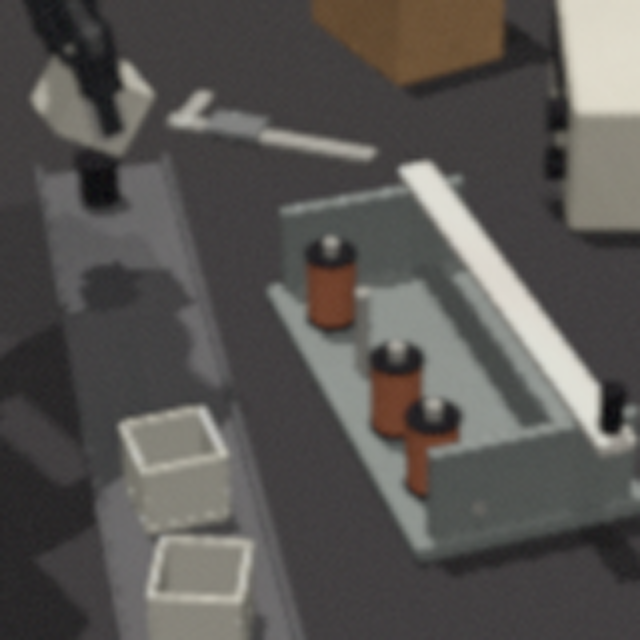

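Request:
send_rows:
  plan:
    - {"tx":0,"ty":-0.004,"tz":0.15,"wx":0.002,"wy":0,"wz":0,"hand":1}
    - {"tx":0,"ty":-0.004,"tz":0.15,"wx":0,"wy":0,"wz":0,"hand":1}
    - {"tx":0,"ty":0,"tz":0.1,"wx":0,"wy":0,"wz":0,"hand":1}
    - {"tx":0,"ty":0,"tz":0.06,"wx":0,"wy":0,"wz":0,"hand":1}
    - {"tx":0,"ty":0,"tz":0,"wx":0,"wy":0,"wz":0,"hand":1}

```text
t: 20.5
ee_pos: [0.4555, 0.239, 0.0342]
ee_rot: [-0.302, 2.902, 0.036]
ft_force: [0.3, 0.1, 0.4]
width: 0.603
```

```bash
python3 -c "
from h import *
pl([.455,.239,.042],102,-12,.0227)
f=vision.grab_frame('top')
k=2.6
for a,b in((24,205),(22,293),(742,220),(741,306)): print(onplane(f,150+a/k,165+b/k,.012).round(4))
"
```

```text
t 20.5 p [0.4555 0.239  0.0342] x [-0.954 -0.201 -0.223] y [-0.206  0.979  0.001] z [ 0.218  0.047 -0.975] q [ 0.39  0.6   1.99 -0.12  0.34 -1.27] F [0.3 0.1 0.4] w 0.603
TCP [0.4596 0.24   0.0198] | rot [ 0.0003  0.0075 -0.001 ] rows 1.0 | now-frame [-0.004  0.     0.075] | after-rot [-0.005  0.     0.075] rows 1.0
[0.4989 0.3751 0.012 ]
[0.3994 0.3763 0.012 ]
[ 0.4739 -0.4407  0.012 ]
[ 0.3764 -0.4369  0.012 ]
```

Request:
send_rows:
  plan:
    - {"tx":0,"ty":0,"tz":0.035,"wx":0,"wy":0,"wz":0,"hand":1}
    - {"tx":0,"ty":0,"tz":0.02,"wx":0,"wy":0,"wz":0,"hand":1}
    - {"tx":0,"ty":0,"tz":0,"wx":0,"wy":0,"wz":0,"hand":1}

```text
t: 20.92
ee_pos: [0.4587, 0.2399, 0.0248]
ee_rot: [-0.302, 2.9, 0.036]
ft_force: [-0.9, 0.5, -1.5]
width: 0.605
```

Request:
send_rows:
  plan:
    - {"tx":0,"ty":0,"tz":0.009,"wx":0,"wy":0,"wz":0,"hand":1}

```text
t: 21.05
ee_pos: [0.4591, 0.24, 0.0231]
ee_rot: [-0.302, 2.9, 0.037]
ft_force: [-0.6, -0.0, -1.0]
width: 0.607
```

Request:
send_rows:
  plan:
    - {"tx":0,"ty":0,"tz":0.007,"wx":0,"wy":0,"wz":0,"hand":1}

```text
t: 21.18
ee_pos: [0.4594, 0.2401, 0.0217]
ee_rot: [-0.302, 2.899, 0.037]
ft_force: [-0.4, 0.4, -0.9]
width: 0.602
```

Request:
send_rows:
  plan:
    - {"tx":0,"ty":0,"tz":0.007,"wx":0,"wy":0,"wz":0,"hand":1}
    - {"tx":0,"ty":0,"tz":0,"wx":0,"wy":0,"wz":0,"hand":-1}
    - {"tx":0,"ty":0,"tz":0,"wx":0,"wy":0,"wz":0,"hand":-1}
    - {"tx":0,"ty":0,"tz":0,"wx":0,"wy":0,"wz":0,"hand":-1}
    - {"tx":0,"ty":0,"tz":0,"wx":0,"wy":0,"wz":0,"hand":-1}

```text
t: 21.8
ee_pos: [0.4598, 0.2402, 0.0204]
ee_rot: [-0.302, 2.899, 0.037]
ft_force: [0.6, -0.3, 0.7]
width: 0.998
```

Request:
send_rows:
  plan:
    - {"tx":0,"ty":0,"tz":-0.1,"wx":0,"wy":0,"wz":0,"hand":-1}
    - {"tx":0,"ty":0,"tz":-0.2,"wx":0,"wy":0,"wz":0,"hand":-1}
    - {"tx":0,"ty":0,"tz":-0.25,"wx":0,"wy":0,"wz":0,"hand":-1}
    - {"tx":0,"ty":0,"tz":-0.25,"wx":0,"wy":0,"wz":0,"hand":-1}
    - {"tx":0,"ty":0,"tz":-0.1,"wx":0,"wy":0.085,"wz":0,"hand":-1}
    - {"tx":-0.1,"ty":0,"tz":0,"wx":0,"wy":0.02,"wz":0,"hand":-1}

```text
t: 22.55
ee_pos: [0.4372, 0.235, 0.1998]
ee_rot: [-0.324, 3.101, 0.005]
ft_force: [0.2, -0.4, -0.3]
width: 0.999
```

```bash
python3 tubs.py d1; python3 -c "
from h import *
pl([.5707,.1261,.16],5.5,0,0.0187)
g=vision.grab_frame('side'); crop(g,240,140,400,300,4,'pics/d2.png')
"
```

```text
t 22.6 p [0.4404 0.2355 0.1995] x [-0.978 -0.206 -0.025] y [-0.206  0.979  0.001] z [ 0.024  0.006 -1.   ] q [ 0.37  0.35  1.71 -0.    1.06 -1.4 ] F [ 3.9 -0.5  0.9] w 1.002
cam [ 0.419 -0.067  1.414]
[378.5 292.7] [28.7 22.7] 89.4
[ 432.4 -295.4] [53.8 53.3] 8.1
[ 431.  -154.3] [53.1 54. ] 72.4
[437.8 -33.4] [54.3 51.4] 89.5
[ 430. -408.] [ 40.3 140.1] 89.4
[438.4 341.7] [139.8  91. ] 0.7
t 22.6 p [0.4404 0.2355 0.1995] x [-0.978 -0.206 -0.025] y [-0.206  0.979  0.001] z [ 0.024  0.006 -1.   ] q [ 0.37  0.35  1.71 -0.    1.06 -1.4 ] F [ 3.9 -0.5  0.9] w 1.002
TCP [0.5707 0.1261 0.1413] | rot [0.0101 0.0087 0.8032] rows 10.0 | now-frame [-0.518 -0.67   0.304] | after-rot [-0.607  0.596  0.291] rows 4.0
```

View pics/d2.png

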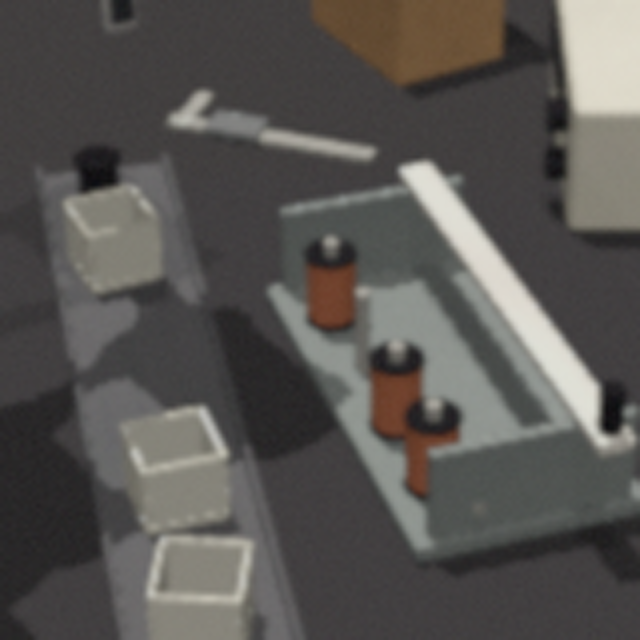

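View pics/d1.png

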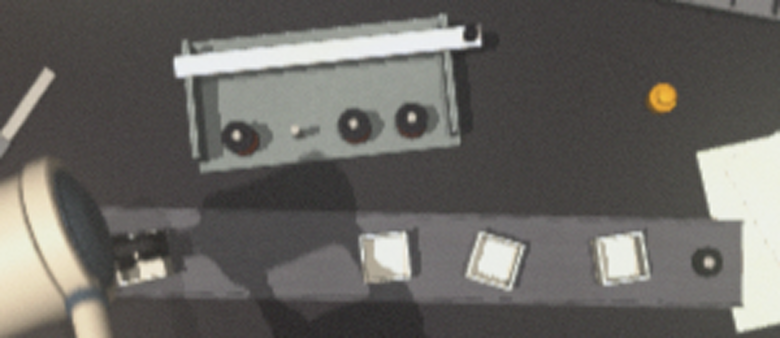

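Request:
send_rows:
  plan:
    - {"tx":0,"ty":0,"tz":0,"wx":0.005,"wy":0.012,"wz":0.08,"hand":-1}
    - {"tx":0,"ty":0,"tz":0,"wx":0,"wy":0,"wz":0.08,"hand":-0.5}
    - {"tx":0,"ty":0,"tz":0,"wx":0,"wy":0,"wz":0.08,"hand":-0.5}
    - {"tx":0,"ty":0,"tz":0,"wx":0,"wy":0,"wz":0.08,"hand":-0.5}
    - {"tx":0,"ty":0,"tz":0,"wx":0,"wy":0,"wz":0.08,"hand":-0.5}
    - {"tx":0,"ty":0,"tz":0,"wx":0,"wy":0,"wz":0.08,"hand":-0.5}
    - {"tx":0,"ty":0,"tz":0,"wx":0,"wy":0,"wz":0.08,"hand":-0.5}
    - {"tx":0,"ty":0,"tz":0,"wx":0,"wy":0,"wz":0.08,"hand":-0.5}
    - {"tx":0,"ty":0,"tz":0,"wx":0,"wy":0,"wz":0.08,"hand":-0.5}
    - {"tx":0,"ty":0,"tz":0,"wx":0,"wy":0,"wz":0.08,"hand":-0.5}

```text
t: 23.9
ee_pos: [0.4315, 0.2327, 0.194]
ee_rot: [2.163, 2.271, -0.017]
ft_force: [0.6, -0.4, 0.4]
width: 0.748
```

```bash
python3 -c "
from h import *
pl([.5707,.1261,.17],5.5,0,0)"
```

```text
t 23.9 p [0.4315 0.2327 0.194 ] x [-0.049  0.999 -0.012] y [ 0.999  0.048 -0.004] z [-0.004 -0.012 -1.   ] q [ 0.38  0.36  1.71 -0.01  1.08  0.34] F [ 0.6 -0.4  0.4] w 0.748
TCP [0.5707 0.1261 0.17  ] | rot [-0.0022  0.0055 -0.0227] rows 1.0 | now-frame [-0.565  0.67   0.124] | after-rot [-0.597  0.642  0.12 ] rows 4.0
```

Request:
send_rows:
  plan:
    - {"tx":0,"ty":0,"tz":0,"wx":-0.002,"wy":0.005,"wz":-0.023,"hand":-0.5}
    - {"tx":-0.15,"ty":0.16,"tz":0,"wx":0,"wy":0,"wz":0,"hand":-0.5}
    - {"tx":-0.15,"ty":0.16,"tz":0,"wx":0,"wy":0,"wz":0,"hand":-0.5}
    - {"tx":-0.15,"ty":0.16,"tz":0,"wx":0,"wy":0,"wz":0,"hand":-0.5}
    - {"tx":-0.12,"ty":0.14,"tz":0.05,"wx":0,"wy":0,"wz":0,"hand":-0.5}
    - {"tx":0,"ty":0,"tz":0,"wx":0,"wy":0,"wz":0,"hand":-0.5}

```text
t: 24.65
ee_pos: [0.5646, 0.1273, 0.1811]
ee_rot: [-2.112, -2.325, 0.005]
ft_force: [-0.2, -0.4, -0.1]
width: 0.749
```

```bash
python3 -c "
from h import *
pl([.5707,.1261,.12],5.5,0,0)
g=vision.grab_frame('side'); crop(g,240,130,400,290,4,'pics/e1.png')"; python3 tubs.py e2
```

```text
t 24.65 p [0.5646 0.1273 0.1811] x [-0.096  0.995 -0.002] y [ 0.995  0.096 -0.003] z [-0.003 -0.002 -1.   ] q [ 0.12  0.48  1.52 -0.    1.14  0.02] F [-0.2 -0.4 -0.1] w 0.749
TCP [0.5707 0.1261 0.12  ] | rot [-0.0013  0.0009  0.0001] rows 1.0 | now-frame [-0.008  0.03   0.305] | after-rot [-0.009  0.03   0.306] rows 2.0
t 24.75 p [0.5631 0.1288 0.1818] x [-0.098  0.995 -0.002] y [ 0.995  0.097 -0.003] z [-0.003 -0.002 -1.   ] q [ 0.12  0.48  1.52 -0.    1.14  0.03] F [0.2 0.7 0.3] w 0.748
cam [ 0.419 -0.067  1.414]
[436.4 -33.4] [42.9 48.5] 89.4
[ 432.4 -295.4] [53.8 53.3] 8.1
[ 432.9 -154.7] [52.5 50.6] 71.0
[416.9 352.1] [101.2  33.3] 4.1
[417.4 225.5] [129.5 205.3] 6.9
[ 441.4 -408.2] [ 40.3 117.3] 89.4
```

View pics/e1.png

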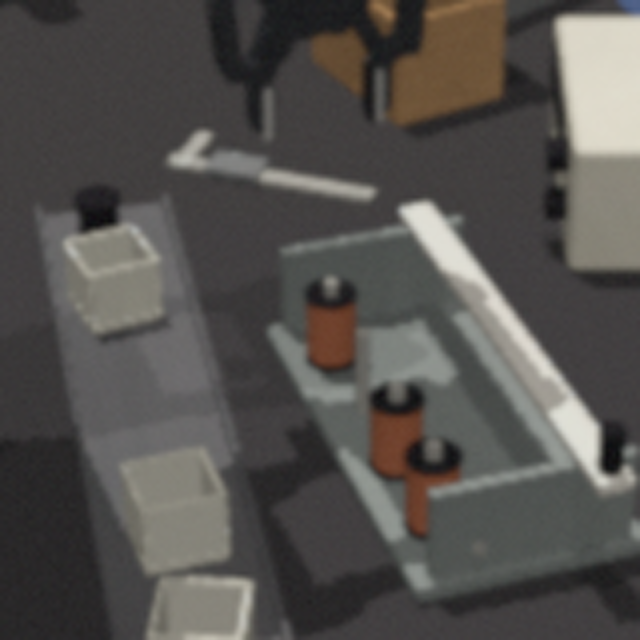

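View pics/e2.png

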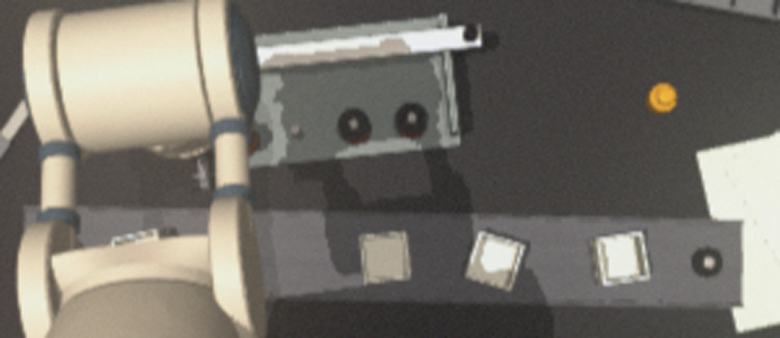

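Request:
send_rows:
  plan:
    - {"tx":-0.013,"ty":0.035,"tz":0.13,"wx":-0.001,"wy":0.001,"wz":0.001,"hand":-0.5}
    - {"tx":0,"ty":0,"tz":0.13,"wx":0,"wy":0,"wz":0,"hand":-0.5}
    - {"tx":0,"ty":0,"tz":0,"wx":0,"wy":0,"wz":0,"hand":-0.5}

```text
t: 25.12
ee_pos: [0.5675, 0.129, 0.1298]
ee_rot: [-2.109, -2.327, -0.0]
ft_force: [-0.6, -0.2, -0.2]
width: 0.747
```

```bash
python3 -c "
from h import *
pl([.5707,.1261,.048],5.5,0,0)
g=vision.grab_frame('side'); crop(g,240,130,400,290,4,'pics/e3.png')
print(onplane(g,268.1,194.4,.052))"
```

```text
t 25.12 p [0.5675 0.129  0.1298] x [-0.098  0.995  0.001] y [ 0.995  0.098 -0.001] z [-0.001  0.001 -1.   ] q [0.12 0.55 1.57 0.   1.03 0.02] F [-0.6 -0.2 -0.2] w 0.747
TCP [0.5707 0.1261 0.048 ] | rot [-0.0003 -0.0004  0.001 ] rows 1.0 | now-frame [-0.017  0.015  0.409] | after-rot [-0.016  0.014  0.409] rows 2.0
[0.43914522 0.2219739  0.052     ]
```

View pics/e3.png

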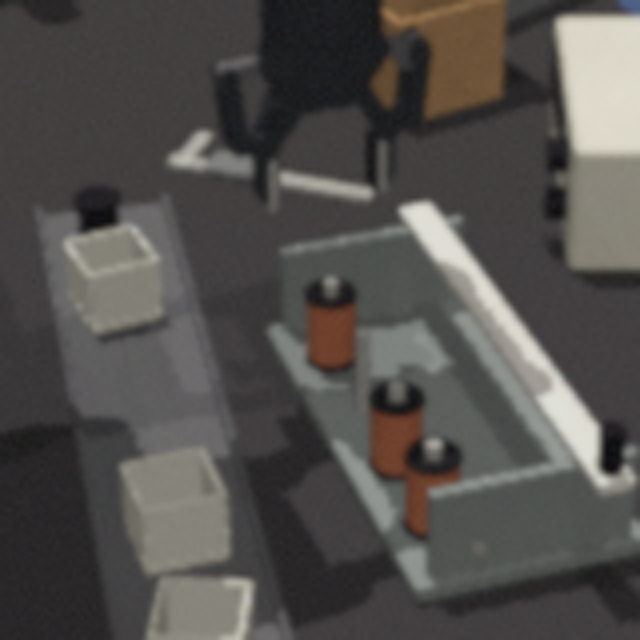

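Request:
send_rows:
  plan:
    - {"tx":-0.017,"ty":0.015,"tz":0.13,"wx":0,"wy":0,"wz":0.001,"hand":-0.5}
    - {"tx":0,"ty":0,"tz":0.13,"wx":0,"wy":0,"wz":0,"hand":-0.5}
    - {"tx":0,"ty":0,"tz":0,"wx":0,"wy":0,"wz":0,"hand":-0.5}

```text
t: 25.55
ee_pos: [0.5728, 0.1277, 0.0824]
ee_rot: [2.108, 2.325, 0.009]
ft_force: [-0.5, 0.0, -0.2]
width: 0.747
```

```bash
python3 -c "
from h import *
pl([.5707,.1261,.048],5.5,0,0)
g=vision.grab_frame('side'); crop(g,240,130,400,290,4,'pics/e4.png')"
```

```text
t 25.55 p [0.5728 0.1277 0.0824] x [-0.098  0.995  0.001] y [0.995 0.098 0.007] z [ 0.007  0.002 -1.   ] q [0.12 0.62 1.6  0.   0.92 0.02] F [-0.5  0.  -0.2] w 0.747
TCP [0.5707 0.1261 0.048 ] | rot [ 0.0033 -0.0005  0.0008] rows 1.0 | now-frame [-0.007 -0.012  0.172] | after-rot [-0.007 -0.011  0.172] rows 1.0
```

View pics/e4.png

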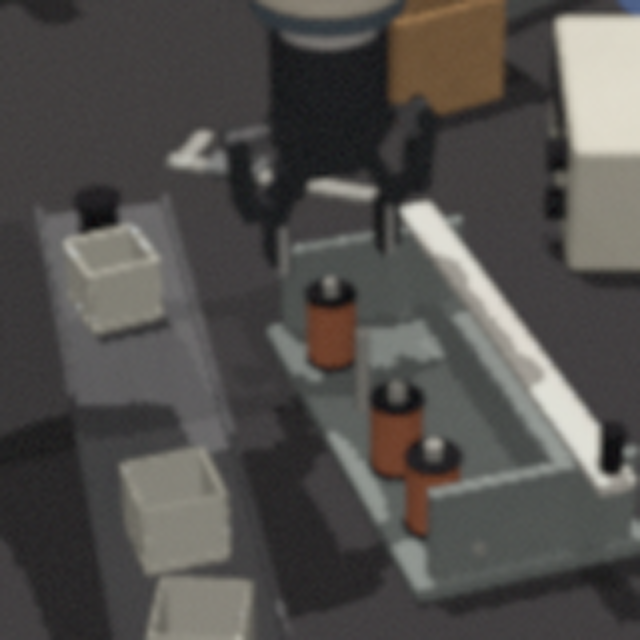

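Request:
send_rows:
  plan:
    - {"tx":-0.007,"ty":-0.012,"tz":0.09,"wx":0.003,"wy":0,"wz":0.001,"hand":-0.5}
    - {"tx":0,"ty":0,"tz":0.08,"wx":0,"wy":0,"wz":0,"hand":-0.5}
    - {"tx":0,"ty":0,"tz":0.02,"wx":0,"wy":0,"wz":0,"hand":-0.5}
    - {"tx":0,"ty":0,"tz":0,"wx":0,"wy":0,"wz":0,"hand":-0.5}

```text
t: 26.1
ee_pos: [0.5727, 0.1266, 0.0458]
ee_rot: [2.11, 2.323, 0.008]
ft_force: [-0.8, 0.2, 0.0]
width: 0.749
```

```bash
python3 -c "
from h import *
pl([.5707,.1261,.048],5.5,0,0)
g=vision.grab_frame('side'); crop(g,240,130,400,290,4,'pics/e5.png')"
```

```text
t 26.1 p [0.5727 0.1266 0.0458] x [-0.096  0.995  0.001] y [0.995 0.096 0.006] z [ 0.005  0.002 -1.   ] q [0.12 0.67 1.62 0.   0.84 0.02] F [-0.8  0.2  0. ] w 0.749
TCP [0.5707 0.1261 0.048 ] | rot [ 0.0026 -0.0006 -0.    ] rows 1.0 | now-frame [-0.001 -0.01  -0.011] | after-rot [-0.001 -0.01  -0.011] rows 1.0
```

View pics/e5.png

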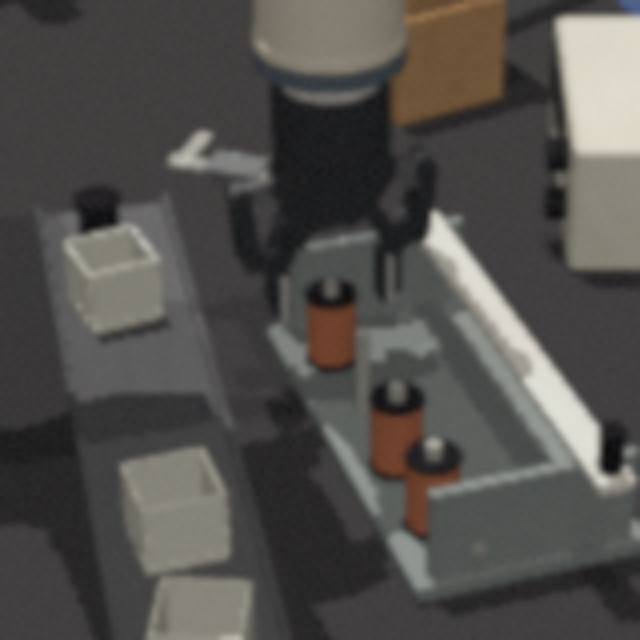

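Request:
send_rows:
  plan:
    - {"tx":0,"ty":-0.01,"tz":0.005,"wx":0.003,"wy":0,"wz":0,"hand":-0.5}
    - {"tx":0,"ty":0,"tz":0,"wx":0,"wy":0,"wz":0,"hand":1}
    - {"tx":0,"ty":0,"tz":0,"wx":0,"wy":0,"wz":0,"hand":1}
    - {"tx":0,"ty":0,"tz":0,"wx":0,"wy":0,"wz":0,"hand":1}
    - {"tx":0,"ty":0,"tz":0,"wx":0,"wy":0,"wz":0,"hand":1}

```text
t: 26.78
ee_pos: [0.5712, 0.1265, 0.0462]
ee_rot: [-2.112, -2.325, -0.002]
ft_force: [-0.3, 0.9, -0.6]
width: 0.405
```

```bash
python3 -c "
from h import *
st()
g=vision.grab_frame('side'); crop(g,240,130,400,290,4,'pics/e6.png')"
```

```text
t 26.77 p [0.5712 0.1265 0.0462] x [-0.096  0.995  0.001] y [0.995 0.096 0.001] z [ 0.001  0.001 -1.   ] q [0.12 0.67 1.62 0.   0.85 0.02] F [-0.3  0.9 -0.6] w 0.405
```

View pics/e6.png

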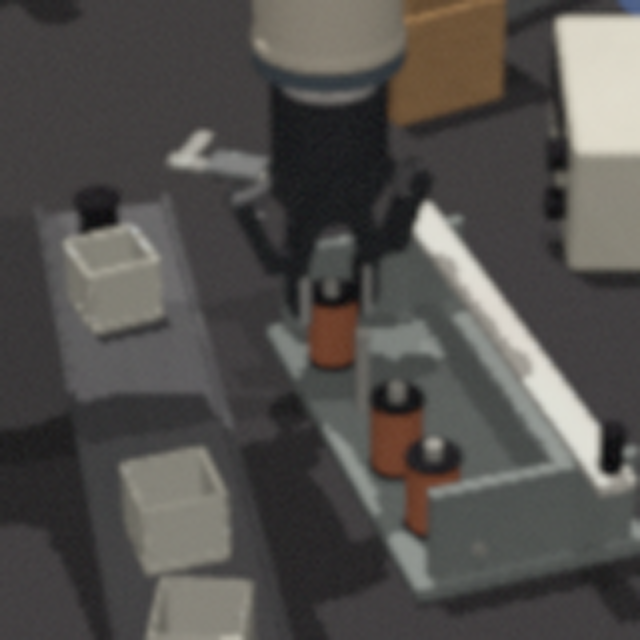

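Request:
send_rows:
  plan:
    - {"tx":0,"ty":0,"tz":-0.08,"wx":0,"wy":0,"wz":0,"hand":1}
    - {"tx":0,"ty":0,"tz":-0.15,"wx":0,"wy":0,"wz":0,"hand":1}
    - {"tx":0,"ty":0,"tz":-0.15,"wx":0,"wy":0,"wz":0,"hand":1}
    - {"tx":0,"ty":0,"tz":-0.15,"wx":0,"wy":0,"wz":0,"hand":1}

```text
t: 27.32
ee_pos: [0.57, 0.1262, 0.1562]
ee_rot: [-2.111, -2.323, 0.002]
ft_force: [0.6, -0.5, -0.9]
width: 0.402
```

```bash
python3 -c "
from h import *
pl([.439,.222,.13],5.5,0,0)
g=vision.grab_frame('side'); crop(g,240,100,400,260,4,'pics/e7.png')"; python3 tubs.py e8
```

```text
t 27.32 p [0.57   0.1262 0.1562] x [-0.096  0.995  0.001] y [ 0.995  0.096 -0.003] z [-0.003  0.001 -1.   ] q [0.11 0.52 1.54 0.   1.09 0.02] F [ 0.6 -0.5 -0.9] w 0.402
TCP [0.439 0.222 0.13 ] | rot [-0.0012 -0.0006 -0.    ] rows 1.0 | now-frame [ 0.54  -0.606  0.133] | after-rot [ 0.54  -0.606  0.131] rows 3.0
t 27.43 p [0.5719 0.1264 0.1584] x [-0.096  0.995  0.001] y [0.995 0.096 0.003] z [ 0.003  0.002 -1.   ] q [0.11 0.52 1.53 0.   1.09 0.02] F [ 0.5 -0.1 -1. ] w 0.406
cam [ 0.419 -0.067  1.414]
[434.4 -33.7] [42.3 39.8] 5.1
[ 432.4 -295.4] [53.8 53.3] 8.1
[ 432.6 -155.1] [52.6 50. ] 72.3
[424.5 341.9] [114.5  33.4] 2.5
[ 441.4 -408.2] [ 40.3 117.3] 89.4
[433.  217.7] [126.3 201.4] 6.9
```

View pics/e7.png

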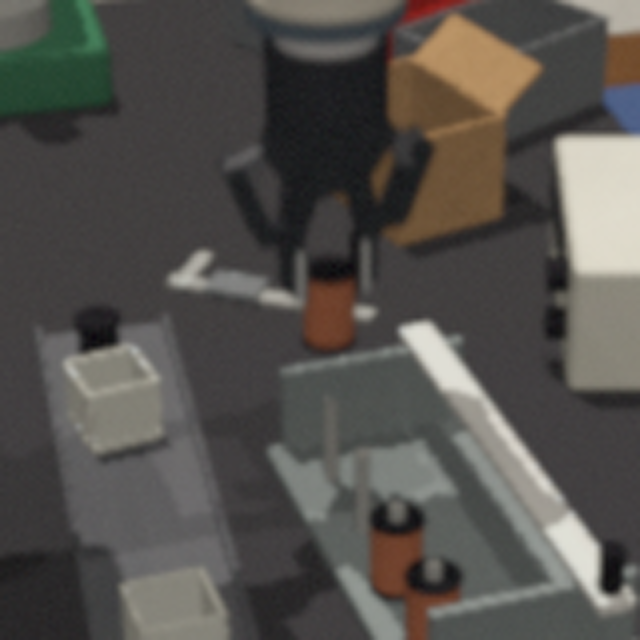

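```bash
python3 -c "
from h import *
g=vision.grab_frame('side')
def sp(cs,u0,v0,z=.052,k=4):
    P=[onplane(g,u0+(a+.5)/k-.5,v0+(b+.5)/k-.5,z)[:2] for a,b in cs]; print(np.round(P,4).tolist(),np.mean(P,0).round(4))
sp([(66,360),(125,346),(160,380),(100,396)],240,100)
sp([(121,424),(208,408),(228,453),(137,470)],240,140)  # tub middle, c6
f=vision.grab_frame('top'); crop(g,255,160,305,215,10,'pics/e9.png')
"
```

```text
[[0.4103, 0.2556], [0.4534, 0.2647], [0.4699, 0.2131], [0.4267, 0.2023]] [0.4401 0.2339]
[[0.4084, -0.0144], [0.4623, -0.0108], [0.4656, -0.058], [0.4107, -0.0615]] [ 0.4367 -0.0362]
```

View pics/e9.png

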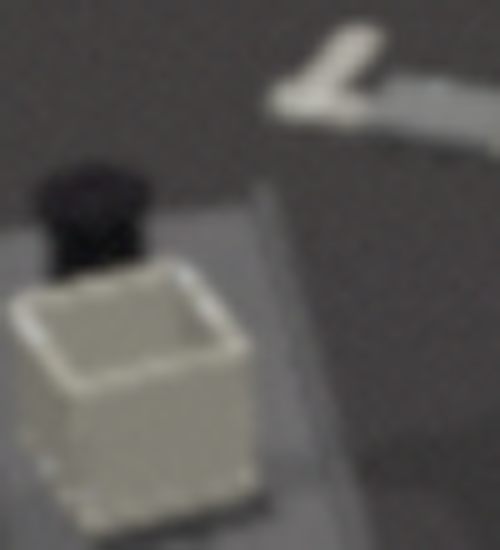

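Request:
send_rows:
  plan:
    - {"tx":0.15,"ty":-0.15,"tz":0,"wx":0,"wy":0,"wz":0,"hand":1}
    - {"tx":0.15,"ty":-0.15,"tz":0,"wx":0,"wy":0,"wz":0,"hand":1}
    - {"tx":0.15,"ty":-0.15,"tz":0,"wx":0,"wy":0,"wz":0,"hand":1}
    - {"tx":0.14,"ty":-0.13,"tz":0,"wx":0,"wy":0,"wz":0,"hand":1}
    - {"tx":0,"ty":0,"tz":0,"wx":0,"wy":0,"wz":0,"hand":1}

```text
t: 28.15
ee_pos: [0.4375, 0.2341, 0.1525]
ee_rot: [-2.111, -2.32, 0.009]
ft_force: [0.8, -0.3, -1.5]
width: 0.399
```

```bash
python3 -c "
from h import *
pl([.440,.2365,.11],5.5,0,0)
g=vision.grab_frame('side'); crop(g,240,110,340,230,5,'pics/f1.png')"
```

```text
t 28.15 p [0.4375 0.2341 0.1525] x [-0.094  0.996 -0.   ] y [ 0.996  0.094 -0.008] z [-0.008 -0.001 -1.   ] q [0.37 0.42 1.75 0.   0.98 0.27] F [ 0.8 -0.3 -1.5] w 0.399
TCP [0.44   0.2365 0.11  ] | rot [-0.0037  0.0001 -0.0008] rows 1.0 | now-frame [0.011 0.015 0.213] | after-rot [0.011 0.013 0.213] rows 1.0
```

View pics/f1.png

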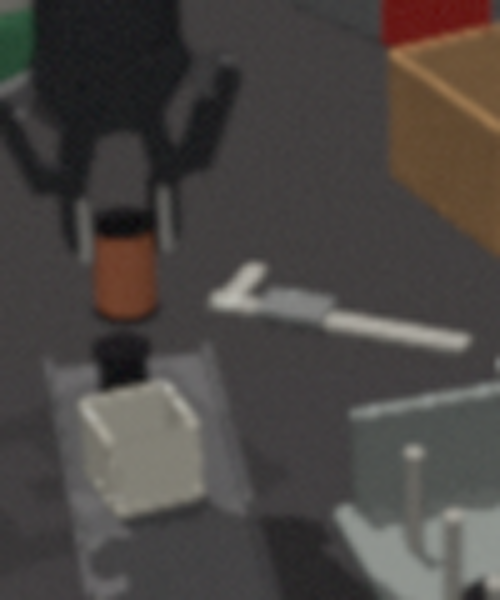

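Request:
send_rows:
  plan:
    - {"tx":0.01,"ty":0.014,"tz":0.12,"wx":-0.003,"wy":0,"wz":0,"hand":1}
    - {"tx":0,"ty":0,"tz":0.12,"wx":0,"wy":0,"wz":0,"hand":1}
    - {"tx":0,"ty":0,"tz":0,"wx":0,"wy":0,"wz":0,"hand":1}

```text
t: 28.58
ee_pos: [0.4433, 0.2345, 0.103]
ee_rot: [2.116, 2.321, -0.001]
ft_force: [-0.3, -0.5, -0.7]
width: 0.407
```

```bash
python3 -c "
from h import *
pl([.440,.2365,.058],5.5,0,0)
g=vision.grab_frame('side'); crop(g,240,110,340,230,5,'pics/f2.png')"
```

```text
t 28.57 p [0.4433 0.2345 0.103 ] x [-0.092  0.996 -0.001] y [0.996 0.092 0.   ] z [ 0.    -0.001 -1.   ] q [ 0.37  0.5   1.79 -0.    0.85  0.28] F [-0.3 -0.5 -0.7] w 0.407
TCP [0.44   0.2365 0.058 ] | rot [ 0.      0.0003 -0.0017] rows 1.0 | now-frame [ 0.012 -0.015  0.225] | after-rot [ 0.012 -0.015  0.225] rows 1.0
```

View pics/f2.png

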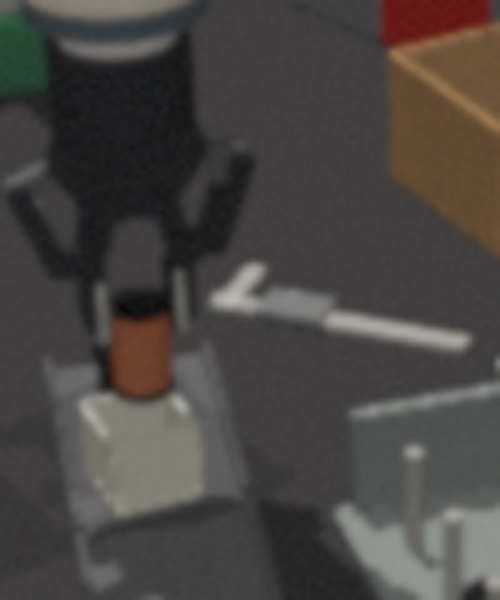

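Request:
send_rows:
  plan:
    - {"tx":0.012,"ty":-0.015,"tz":0.06,"wx":0,"wy":0,"wz":0,"hand":1}
    - {"tx":0,"ty":0,"tz":0.06,"wx":0,"wy":0,"wz":0,"hand":1}
    - {"tx":0,"ty":0,"tz":0.05,"wx":0,"wy":0,"wz":0,"hand":1}
    - {"tx":0,"ty":0,"tz":0,"wx":0,"wy":0,"wz":0,"hand":1}

```text
t: 29.12
ee_pos: [0.4418, 0.2369, 0.0689]
ee_rot: [2.116, 2.319, 0.004]
ft_force: [0.1, -0.2, -0.8]
width: 0.402
```

```bash
python3 -c "
from h import *
pl([.440,.2365,.058],5.5,0,0)
g=vision.grab_frame('side'); crop(g,240,110,340,230,5,'pics/f3.png')"
```

```text
t 29.12 p [0.4418 0.2369 0.0689] x [-0.092  0.996  0.   ] y [0.996 0.092 0.004] z [ 0.003  0.001 -1.   ] q [ 0.37  0.56  1.82 -0.    0.76  0.28] F [ 0.1 -0.2 -0.8] w 0.402
TCP [0.44   0.2365 0.058 ] | rot [ 0.0017 -0.0002 -0.002 ] rows 1.0 | now-frame [-0.001 -0.009  0.054] | after-rot [-0.001 -0.009  0.054] rows 1.0
```

View pics/f3.png

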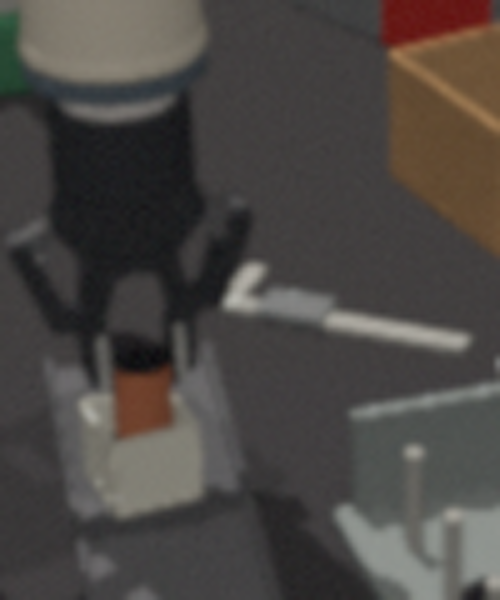

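Request:
send_rows:
  plan:
    - {"tx":0,"ty":-0.009,"tz":0.035,"wx":0.001,"wy":0,"wz":-0.002,"hand":1}
    - {"tx":0,"ty":0,"tz":0.025,"wx":0,"wy":0,"wz":0,"hand":1}
    - {"tx":0,"ty":0,"tz":0,"wx":0,"wy":0,"wz":0,"hand":1}

```text
t: 29.55
ee_pos: [0.4404, 0.2369, 0.0569]
ee_rot: [2.111, 2.325, 0.004]
ft_force: [0.5, 0.0, -1.6]
width: 0.403
```

```bash
python3 -c "
from h import *
pl([.440,.2365,.055],5.5,0,0)
g=vision.grab_frame('side'); crop(g,250,150,310,220,9,'pics/f4.png')"
```

```text
t 29.55 p [0.4404 0.2369 0.0569] x [-0.096  0.995  0.001] y [0.995 0.096 0.003] z [ 0.003  0.001 -1.   ] q [ 0.37  0.58  1.83 -0.    0.73  0.28] F [ 0.5  0.  -1.6] w 0.403
TCP [0.44   0.2365 0.055 ] | rot [ 0.0013 -0.0003  0.0002] rows 1.0 | now-frame [-0.002 -0.002  0.009] | after-rot [-0.002 -0.002  0.009] rows 1.0
```

View pics/f4.png

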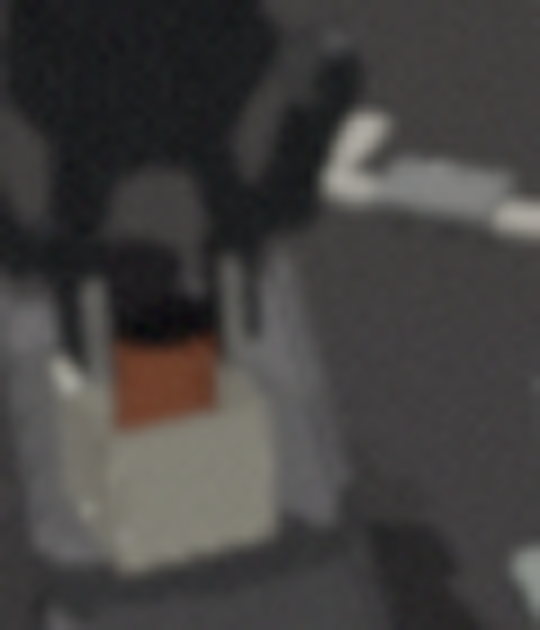

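Request:
send_rows:
  plan:
    - {"tx":0,"ty":0,"tz":0,"wx":0,"wy":0,"wz":0,"hand":-0.5}
    - {"tx":0,"ty":0,"tz":0,"wx":0,"wy":0,"wz":0,"hand":-0.5}
    - {"tx":0,"ty":0,"tz":0,"wx":0,"wy":0,"wz":0,"hand":-0.5}
    - {"tx":0,"ty":0,"tz":0,"wx":0,"wy":0,"wz":0,"hand":-0.5}
    - {"tx":0,"ty":0,"tz":-0.15,"wx":0,"wy":0,"wz":0,"hand":-0.5}
    - {"tx":0,"ty":0,"tz":-0.25,"wx":0,"wy":0,"wz":0,"hand":-0.5}
    - {"tx":0,"ty":0,"tz":-0.2,"wx":0,"wy":0,"wz":0,"hand":-0.5}

```text
t: 30.48
ee_pos: [0.4389, 0.2363, 0.1783]
ee_rot: [-2.111, -2.325, 0.003]
ft_force: [-0.1, -0.1, 0.0]
width: 0.752
```

```bash
python3 -c "
from h import *
pl([.583,-.0013,.16],5.5,0,0)
g=vision.grab_frame('side'); crop(g,250,150,310,220,9,'pics/f5.png')"
```

```text
t 30.48 p [0.4389 0.2363 0.1783] x [-0.096  0.995 -0.001] y [ 0.995  0.096 -0.002] z [-0.002 -0.001 -1.   ] q [ 0.37  0.38  1.72 -0.    1.04  0.28] F [-0.1 -0.1  0. ] w 0.752
TCP [ 0.583  -0.0013  0.16  ] | rot [-0.0009  0.0003  0.0001] rows 1.0 | now-frame [-1.252  0.603  0.091] | after-rot [-1.251  0.603  0.092] rows 6.0
```

View pics/f5.png

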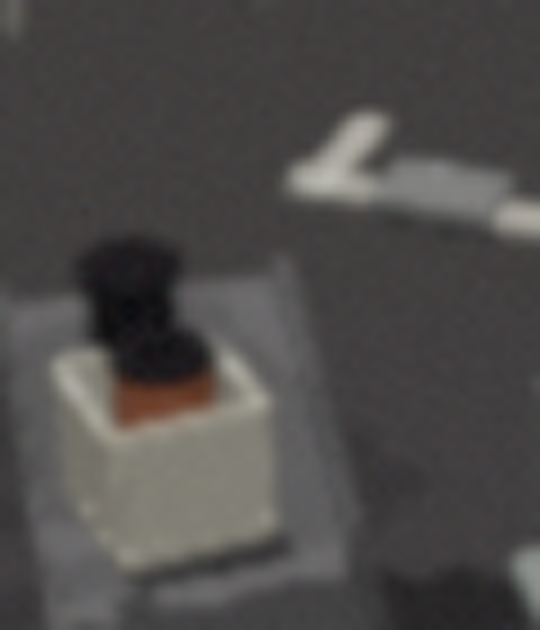

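Request:
send_rows:
  plan:
    - {"tx":-0.2,"ty":0.1,"tz":0,"wx":0,"wy":0,"wz":0,"hand":-0.5}
    - {"tx":-0.21,"ty":0.1,"tz":0,"wx":0,"wy":0,"wz":0,"hand":-0.5}
    - {"tx":-0.21,"ty":0.1,"tz":0,"wx":0,"wy":0,"wz":0,"hand":-0.5}
    - {"tx":-0.21,"ty":0.1,"tz":0,"wx":0,"wy":0,"wz":0,"hand":-0.5}
    - {"tx":-0.21,"ty":0.1,"tz":0,"wx":0,"wy":0,"wz":0,"hand":-0.5}
    - {"tx":-0.21,"ty":0.1,"tz":0,"wx":0,"wy":0,"wz":0,"hand":-0.5}
    - {"tx":0,"ty":0,"tz":0,"wx":0,"wy":0,"wz":0,"hand":-0.5}

```text
t: 31.4
ee_pos: [0.5895, -0.0073, 0.1851]
ee_rot: [2.106, 2.325, 0.012]
ft_force: [-0.4, -0.2, -0.7]
width: 0.752
```

```bash
python3 -c "
from h import *
pl([.583,-.0013,.12],5.5,0,0)"
```

```text
t 31.4 p [ 0.5895 -0.0073  0.1851] x [-0.099  0.995  0.002] y [0.995 0.098 0.009] z [ 0.009  0.002 -1.   ] q [-0.12  0.49  1.5   0.    1.15 -0.22] F [-0.4 -0.2 -0.7] w 0.752
TCP [ 0.583  -0.0013  0.12  ] | rot [ 0.0042 -0.0008  0.0013] rows 1.0 | now-frame [ 0.032 -0.032  0.325] | after-rot [ 0.033 -0.03   0.326] rows 2.0
```

Request:
send_rows:
  plan:
    - {"tx":0.032,"ty":-0.03,"tz":0.12,"wx":0.004,"wy":0,"wz":0.001,"hand":-0.5}
    - {"tx":0,"ty":0,"tz":0.15,"wx":0,"wy":0,"wz":0,"hand":-0.5}
    - {"tx":0,"ty":0,"tz":0.07,"wx":0,"wy":0,"wz":0,"hand":-0.5}
    - {"tx":0,"ty":0,"tz":0,"wx":0,"wy":0,"wz":0,"hand":-0.5}

```text
t: 31.9
ee_pos: [0.5824, -0.0004, 0.1158]
ee_rot: [-2.111, -2.325, -0.002]
ft_force: [-0.3, -0.5, -0.3]
width: 0.749
```

```bash
python3 -c "
from h import *
pl([.583,-.0013,.045],5.5,0,0)
g=vision.grab_frame('side'); crop(g,270,150,400,290,4.2,'pics/f6.png')"
```

```text
t 31.9 p [ 5.824e-01 -4.000e-04  1.158e-01] x [-0.096  0.995  0.002] y [0.995 0.096 0.   ] z [ 0.     0.002 -1.   ] q [-0.1   0.57  1.58  0.    0.99 -0.2 ] F [-0.3 -0.5 -0.3] w 0.749
TCP [ 0.583  -0.0013  0.045 ] | rot [ 0.0001 -0.0009  0.0001] rows 1.0 | now-frame [-0.006  0.002  0.354] | after-rot [-0.005  0.003  0.354] rows 2.0
```

View pics/f6.png

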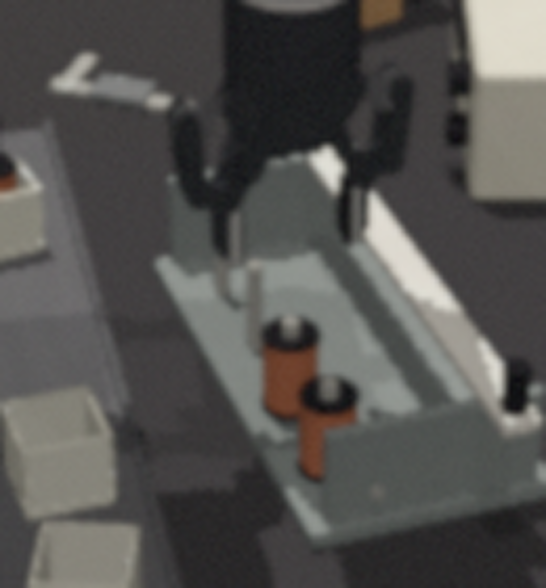

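Good alignment, so I'll descend and grip.

Request:
send_rows:
  plan:
    - {"tx":-0.005,"ty":0.002,"tz":0.12,"wx":0,"wy":-0.001,"wz":0,"hand":-0.5}
    - {"tx":0,"ty":0,"tz":0.14,"wx":0,"wy":0,"wz":0,"hand":-0.5}
    - {"tx":0,"ty":0,"tz":0.07,"wx":0,"wy":0,"wz":0,"hand":-0.5}
    - {"tx":0,"ty":0,"tz":0.02,"wx":0,"wy":0,"wz":0,"hand":-0.5}
    - {"tx":0,"ty":0,"tz":0,"wx":0,"wy":0,"wz":0,"hand":-0.5}

```text
t: 32.58
ee_pos: [0.5871, -0.0012, 0.0499]
ee_rot: [2.106, 2.321, 0.009]
ft_force: [0.3, 0.2, -0.4]
width: 0.755
```

```bash
python3 -c "
from h import *
pl([.583,-.0013,.045],5.5,0,0)"
```

```text
t 32.58 p [ 0.5871 -0.0012  0.0499] x [-0.097  0.995 -0.002] y [0.995 0.097 0.009] z [ 0.01  -0.001 -1.   ] q [-0.1   0.66  1.62 -0.    0.85 -0.2 ] F [ 0.3  0.2 -0.4] w 0.755
TCP [ 0.583  -0.0013  0.045 ] | rot [0.0045 0.0009 0.0004] rows 1.0 | now-frame [ 0.001 -0.021  0.025] | after-rot [ 0.001 -0.021  0.025] rows 1.0
```

Request:
send_rows:
  plan:
    - {"tx":0,"ty":-0.02,"tz":0.022,"wx":0.004,"wy":0.001,"wz":0,"hand":-0.5}
    - {"tx":0,"ty":0,"tz":0,"wx":0,"wy":0,"wz":0,"hand":1}
    - {"tx":0,"ty":0,"tz":0,"wx":0,"wy":0,"wz":0,"hand":1}
    - {"tx":0,"ty":0,"tz":0,"wx":0,"wy":0,"wz":0,"hand":1}
    - {"tx":0,"ty":0,"tz":0,"wx":0,"wy":0,"wz":0,"hand":1}

```text
t: 33.2
ee_pos: [0.5841, -0.0017, 0.0474]
ee_rot: [2.11, 2.324, 0.004]
ft_force: [0.3, -0.3, -1.4]
width: 0.395
```

Request:
send_rows:
  plan:
    - {"tx":0,"ty":0,"tz":-0.08,"wx":0,"wy":0,"wz":0,"hand":1}
    - {"tx":0,"ty":0,"tz":-0.15,"wx":0,"wy":0,"wz":0,"hand":1}
    - {"tx":0,"ty":0,"tz":-0.15,"wx":0,"wy":0,"wz":0,"hand":1}
    - {"tx":0,"ty":0,"tz":-0.15,"wx":0,"wy":0,"wz":0,"hand":1}

```text
t: 33.7
ee_pos: [0.5824, -0.0016, 0.1574]
ee_rot: [-2.111, -2.326, -0.0]
ft_force: [0.1, -0.4, -2.6]
width: 0.395
```

```bash
python3 -c "
from h import *
pl([.437,-.0335,.11],5.5,0,0)
g=vision.grab_frame('side'); crop(g,240,150,400,320,3.5,'pics/g1.png')"; python3 tubs.py g2
```

```text
t 33.7 p [ 0.5824 -0.0016  0.1574] x [-0.097  0.995  0.   ] y [ 0.995  0.097 -0.   ] z [-0.  0. -1.] q [-0.11  0.52  1.54  0.    1.09 -0.2 ] F [ 0.1 -0.4 -2.6] w 0.395
TCP [ 0.437  -0.0335  0.11  ] | rot [-0.     -0.0002  0.0003] rows 1.0 | now-frame [-0.089 -0.739  0.237] | after-rot [-0.089 -0.739  0.237] rows 3.0
t 33.8 p [ 0.5843 -0.0018  0.1596] x [-0.097  0.995 -0.001] y [0.995 0.097 0.005] z [ 0.005 -0.    -1.   ] q [-0.11  0.51  1.54  0.    1.09 -0.2 ] F [-0.3  0.3 -1.3] w 0.396
cam [ 0.419 -0.067  1.414]
[ 430.  -150.3] [40.6 42.5] 70.8
[ 432.4 -295.4] [53.8 53.3] 8.1
[438.9 237.6] [53.9 53.6] 11.5
[ 430. -408.] [ 40.3 140.1] 89.4
[440.2  53.9] [200.4 128.5] 89.5
[446.2 180.1] [ 32.  122.4] 84.1
```

View pics/g1.png

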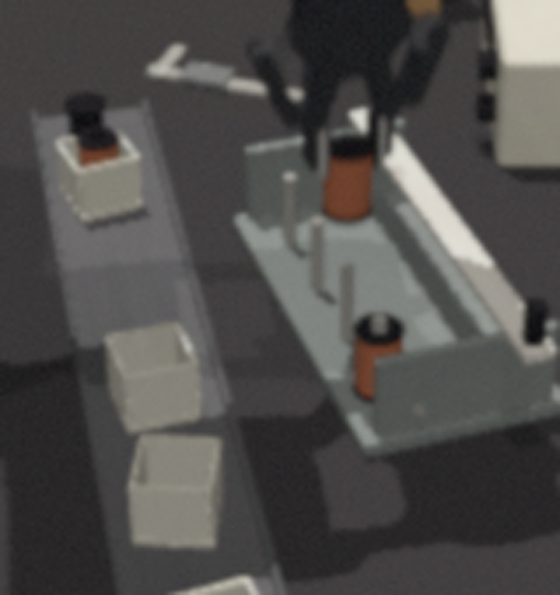

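View pics/g2.png

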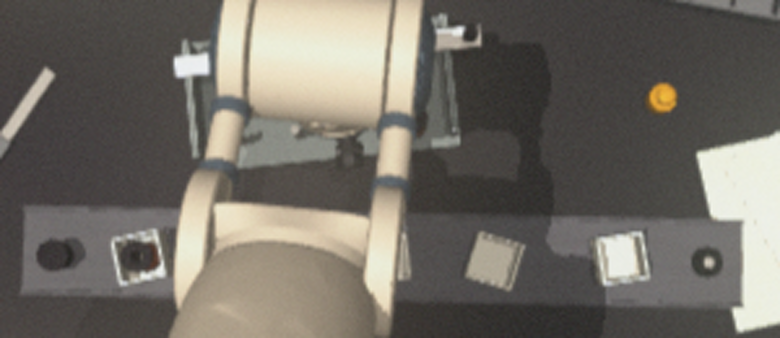

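Request:
send_rows:
  plan:
    - {"tx":-0.02,"ty":-0.18,"tz":0,"wx":0,"wy":0,"wz":0,"hand":1}
    - {"tx":-0.02,"ty":-0.18,"tz":0,"wx":0,"wy":0,"wz":0,"hand":1}
    - {"tx":-0.02,"ty":-0.18,"tz":0,"wx":0,"wy":0,"wz":0,"hand":1}
    - {"tx":-0.02,"ty":-0.18,"tz":0.05,"wx":0,"wy":0,"wz":0,"hand":1}
    - {"tx":0,"ty":0,"tz":0,"wx":0,"wy":0,"wz":0,"hand":1}

```text
t: 34.42
ee_pos: [0.4376, -0.0319, 0.1496]
ee_rot: [2.107, 2.323, 0.007]
ft_force: [0.2, -0.1, -1.2]
width: 0.398
```

```bash
python3 -c "
from h import *
pl([.437,-.0345,.11],5.5,0,0)
g=vision.grab_frame('side'); crop(g,240,180,340,300,5,'pics/g3.png')"
```

```text
t 34.42 p [ 0.4376 -0.0319  0.1496] x [-0.097  0.995 -0.001] y [0.995 0.097 0.007] z [ 0.007 -0.    -1.   ] q [-0.21  0.35  1.89  0.    0.89 -0.31] F [ 0.2 -0.1 -1.2] w 0.398
TCP [ 0.437  -0.0345  0.11  ] | rot [0.0032 0.0005 0.0006] rows 1.0 | now-frame [-0.012 -0.006  0.198] | after-rot [-0.012 -0.004  0.198] rows 1.0
```

View pics/g3.png

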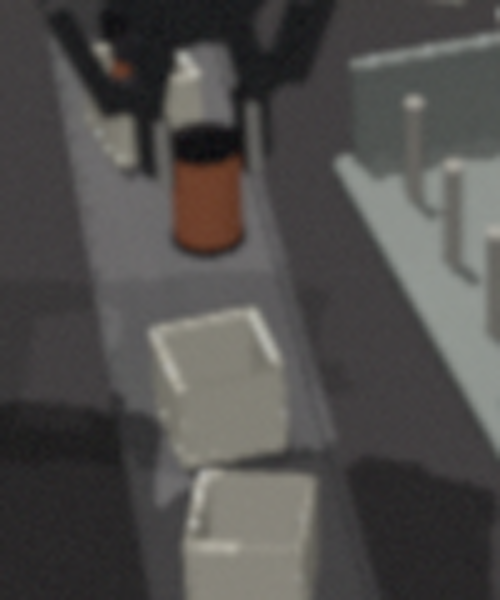

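Request:
send_rows:
  plan:
    - {"tx":-0.012,"ty":-0.004,"tz":0.12,"wx":0.003,"wy":0,"wz":0,"hand":1}
    - {"tx":0,"ty":0,"tz":0.12,"wx":0,"wy":0,"wz":0,"hand":1}
    - {"tx":0,"ty":0,"tz":0,"wx":0,"wy":0,"wz":0,"hand":1}

```text
t: 34.85
ee_pos: [0.4428, -0.0349, 0.1022]
ee_rot: [2.106, 2.322, 0.005]
ft_force: [0.9, 0.1, -1.1]
width: 0.396
```

```bash
python3 -c "
from h import *
pl([.437,-.0345,.057],5.5,0,0)
g=vision.grab_frame('side'); crop(g,240,180,340,300,5,'pics/g4.png')"
```

```text
t 34.85 p [ 0.4428 -0.0349  0.1022] x [-0.098  0.995 -0.003] y [0.995 0.098 0.007] z [ 0.007 -0.002 -1.   ] q [-0.21  0.44  1.93 -0.    0.76 -0.31] F [ 0.9  0.1 -1.1] w 0.396
TCP [ 0.437  -0.0345  0.057 ] | rot [0.0032 0.0014 0.0008] rows 1.0 | now-frame [ 0.005 -0.03   0.226] | after-rot [ 0.005 -0.029  0.226] rows 1.0
```

View pics/g4.png

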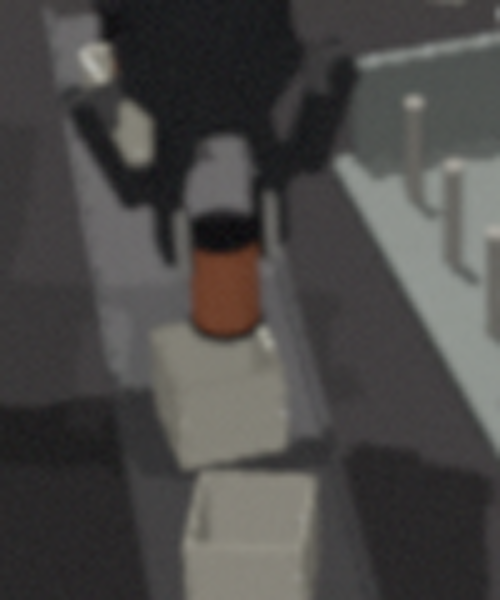

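Request:
send_rows:
  plan:
    - {"tx":0.005,"ty":-0.03,"tz":0.02,"wx":0.003,"wy":0.001,"wz":0.001,"hand":1}
    - {"tx":0,"ty":-0.003,"tz":0.06,"wx":0,"wy":0,"wz":0,"hand":1}
    - {"tx":0,"ty":-0.003,"tz":0.06,"wx":0,"wy":0,"wz":0,"hand":1}
    - {"tx":0,"ty":0,"tz":0,"wx":0,"wy":0,"wz":0,"hand":1}

```text
t: 35.4
ee_pos: [0.4372, -0.0348, 0.0747]
ee_rot: [2.11, 2.322, 0.003]
ft_force: [-0.1, 0.1, -1.8]
width: 0.397
```

```bash
python3 -c "
from h import *
pl([.437,-.0345,.057],5.5,0,0)
g=vision.grab_frame('side'); crop(g,240,180,340,300,5,'pics/g5.png')"
```

```text
t 35.4 p [ 0.4372 -0.0348  0.0747] x [-0.096  0.995 -0.002] y [0.995 0.096 0.004] z [ 0.004 -0.002 -1.   ] q [-0.22  0.49  1.97 -0.    0.68 -0.31] F [-0.1  0.1 -1.8] w 0.397
TCP [ 0.437  -0.0345  0.057 ] | rot [ 0.002   0.0009 -0.0001] rows 1.0 | now-frame [ 0.002 -0.001  0.089] | after-rot [ 0.001 -0.001  0.089] rows 1.0
```

View pics/g5.png

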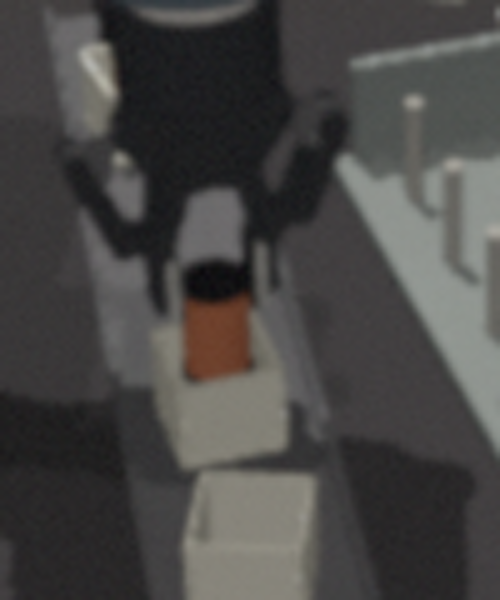

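Request:
send_rows:
  plan:
    - {"tx":0,"ty":-0.003,"tz":0.05,"wx":0.002,"wy":0,"wz":0,"hand":1}
    - {"tx":0,"ty":-0.002,"tz":0.04,"wx":0,"wy":0,"wz":0,"hand":1}
    - {"tx":0,"ty":0,"tz":0,"wx":0,"wy":0,"wz":0,"hand":1}

```text
t: 35.83
ee_pos: [0.4367, -0.035, 0.0559]
ee_rot: [2.111, 2.324, -0.002]
ft_force: [-0.3, -0.4, -1.9]
width: 0.398
```

Request:
send_rows:
  plan:
    - {"tx":0,"ty":0,"tz":0,"wx":0,"wy":0,"wz":0,"hand":-0.5}
    - {"tx":0,"ty":0,"tz":0,"wx":0,"wy":0,"wz":0,"hand":-0.5}
    - {"tx":0,"ty":0,"tz":0,"wx":0,"wy":0,"wz":0,"hand":-0.5}
    - {"tx":0,"ty":0,"tz":0,"wx":0,"wy":0,"wz":0,"hand":-0.5}
    - {"tx":0,"ty":0,"tz":-0.15,"wx":0,"wy":0,"wz":0,"hand":-0.5}
    - {"tx":0,"ty":0,"tz":-0.25,"wx":0,"wy":0,"wz":0,"hand":-0.5}
    - {"tx":0,"ty":0,"tz":-0.2,"wx":0,"wy":0,"wz":0,"hand":-0.5}

```text
t: 36.7
ee_pos: [0.4353, -0.0345, 0.1776]
ee_rot: [-2.111, -2.324, 0.005]
ft_force: [1.0, 0.7, 0.1]
width: 0.752
```

```bash
python3 -c "
from h import *
pl([.5891,-.065,.16],5.5,0,0)
g=vision.grab_frame('side'); crop(g,240,180,340,300,5,'pics/g6.png')"
```

```text
t 36.7 p [ 0.4353 -0.0345  0.1776] x [-0.095  0.995 -0.001] y [ 0.995  0.095 -0.004] z [-0.004 -0.001 -1.   ] q [-0.21  0.31  1.86 -0.    0.98 -0.31] F [1.  0.7 0.1] w 0.752
TCP [ 0.5891 -0.065   0.16  ] | rot [-0.0018  0.0004 -0.0002] rows 1.0 | now-frame [-0.225  0.751  0.086] | after-rot [-0.225  0.751  0.088] rows 3.0
```

View pics/g6.png

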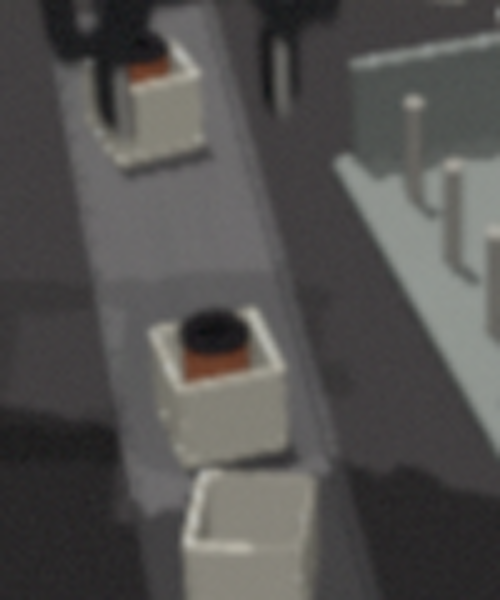

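Second coil is in. Now the third.

Request:
send_rows:
  plan:
    - {"tx":-0.056,"ty":0.185,"tz":0,"wx":0,"wy":0,"wz":0,"hand":-0.5}
    - {"tx":-0.056,"ty":0.185,"tz":0,"wx":0,"wy":0,"wz":0,"hand":-0.5}
    - {"tx":-0.056,"ty":0.185,"tz":0,"wx":0,"wy":0,"wz":0,"hand":-0.5}
    - {"tx":-0.056,"ty":0.185,"tz":0,"wx":0,"wy":0,"wz":0,"hand":-0.5}
    - {"tx":0,"ty":0,"tz":0.1,"wx":0,"wy":0,"wz":0,"hand":-0.5}
    - {"tx":0,"ty":0,"tz":0,"wx":0,"wy":0,"wz":0,"hand":-0.5}

```text
t: 37.5
ee_pos: [0.5935, -0.0662, 0.164]
ee_rot: [2.108, 2.321, 0.002]
ft_force: [-0.5, 1.1, -0.1]
width: 0.749
```

```bash
python3 -c "
from h import *
pl([.5891,-.065,.115],5.5,0,0)"
```

```text
t 37.5 p [ 0.5935 -0.0662  0.164 ] x [-0.096  0.995 -0.004] y [0.995 0.096 0.005] z [ 0.006 -0.003 -1.   ] q [-0.21  0.52  1.5  -0.    1.11 -0.3 ] F [-0.5  1.1 -0.1] w 0.749
TCP [ 0.5891 -0.065   0.115 ] | rot [ 0.0025  0.0017 -0.    ] rows 1.0 | now-frame [ 0.009 -0.023  0.245] | after-rot [ 0.008 -0.021  0.245] rows 1.0
```

Request:
send_rows:
  plan:
    - {"tx":0.008,"ty":-0.022,"tz":0.12,"wx":0.002,"wy":0.002,"wz":0,"hand":-0.5}
    - {"tx":0,"ty":0,"tz":0.15,"wx":0,"wy":0,"wz":0,"hand":-0.5}
    - {"tx":0,"ty":0,"tz":0,"wx":0,"wy":0,"wz":0,"hand":-0.5}

```text
t: 37.88
ee_pos: [0.5893, -0.0651, 0.1114]
ee_rot: [2.111, 2.324, 0.003]
ft_force: [1.1, -0.0, -0.7]
width: 0.754
```

```bash
python3 -c "
from h import *
pl([.5891,-.065,.045],5.5,0,0)
g=vision.grab_frame('side'); crop(g,270,150,400,290,4.2,'pics/h1.png')"
```

```text
t 37.88 p [ 0.5893 -0.0651  0.1114] x [-0.096  0.995 -0.   ] y [0.995 0.096 0.003] z [ 0.003  0.    -1.   ] q [-0.21  0.59  1.56  0.    1.   -0.31] F [ 1.1 -0.  -0.7] w 0.754
TCP [ 0.5891 -0.065   0.045 ] | rot [ 0.0014  0.     -0.    ] rows 1.0 | now-frame [ 0.001 -0.002  0.332] | after-rot [ 0.001 -0.001  0.332] rows 2.0
```

View pics/h1.png

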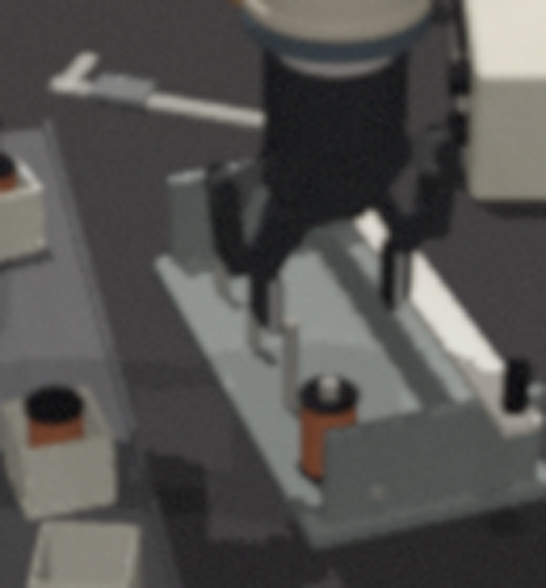

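Request:
send_rows:
  plan:
    - {"tx":0,"ty":-0.002,"tz":0.12,"wx":0.001,"wy":0,"wz":0,"hand":-0.5}
    - {"tx":0,"ty":-0.004,"tz":0.13,"wx":0,"wy":0,"wz":0,"hand":-0.5}
    - {"tx":0,"ty":-0.004,"tz":0.06,"wx":0,"wy":0,"wz":0,"hand":-0.5}
    - {"tx":0,"ty":0,"tz":0.015,"wx":0,"wy":0,"wz":0,"hand":-0.5}
    - {"tx":0,"ty":0,"tz":0,"wx":0,"wy":0,"wz":0,"hand":-0.5}

```text
t: 38.55
ee_pos: [0.5928, -0.0663, 0.0541]
ee_rot: [2.104, 2.317, 0.011]
ft_force: [-0.5, -0.4, 0.5]
width: 0.752
```

```bash
python3 -c "
from h import *
pl([.5891,-.065,.046],5.5,0,0)"
```

```text
t 38.55 p [ 0.5928 -0.0663  0.0541] x [-0.096  0.995 -0.004] y [0.995 0.096 0.013] z [ 0.013 -0.003 -1.   ] q [-0.21  0.67  1.6   0.    0.86 -0.31] F [-0.5 -0.4  0.5] w 0.752
TCP [ 0.5891 -0.065   0.046 ] | rot [0.0061 0.0018 0.0001] rows 1.0 | now-frame [ 0.008 -0.018  0.04 ] | after-rot [ 0.008 -0.018  0.04 ] rows 1.0
```

Request:
send_rows:
  plan:
    - {"tx":0.008,"ty":-0.018,"tz":0.035,"wx":0.006,"wy":0.002,"wz":0,"hand":-0.5}
    - {"tx":0,"ty":0,"tz":0,"wx":0,"wy":0,"wz":0,"hand":1}
    - {"tx":0,"ty":0,"tz":0,"wx":0,"wy":0,"wz":0,"hand":1}
    - {"tx":0,"ty":0,"tz":0,"wx":0,"wy":0,"wz":0,"hand":1}
    - {"tx":0,"ty":0,"tz":0,"wx":0,"wy":0,"wz":0,"hand":1}

```text
t: 39.17
ee_pos: [0.5899, -0.0652, 0.0486]
ee_rot: [2.111, 2.325, 0.002]
ft_force: [0.1, -1.2, -1.6]
width: 0.396
```

Request:
send_rows:
  plan:
    - {"tx":0,"ty":0,"tz":-0.08,"wx":0,"wy":0,"wz":0,"hand":1}
    - {"tx":0,"ty":0,"tz":-0.15,"wx":0,"wy":0,"wz":0,"hand":1}
    - {"tx":0,"ty":0,"tz":-0.15,"wx":0,"wy":0,"wz":0,"hand":1}
    - {"tx":0,"ty":0,"tz":-0.15,"wx":0,"wy":0,"wz":0,"hand":1}

```text
t: 39.67
ee_pos: [0.5884, -0.0649, 0.1585]
ee_rot: [-2.111, -2.324, 0.001]
ft_force: [0.2, 0.0, -1.6]
width: 0.394
```

```bash
python3 -c "
from h import *
pl([.431,-.155,.15],5.5,0,0)
g=vision.grab_frame('side'); crop(g,240,150,400,330,3.3,'pics/h2.png')"; python3 tubs.py h3
```

```text
t 39.67 p [ 0.5884 -0.0649  0.1585] x [-0.096  0.995  0.001] y [ 0.995  0.096 -0.002] z [-0.002  0.001 -1.   ] q [-0.21  0.53  1.51  0.    1.1  -0.31] F [ 0.2  0.  -1.6] w 0.394
TCP [ 0.431 -0.155  0.15 ] | rot [-0.0008 -0.0004  0.0001] rows 1.0 | now-frame [-0.373 -0.827  0.044] | after-rot [-0.373 -0.827  0.043] rows 4.0
t 39.77 p [ 0.5903 -0.0653  0.1608] x [-0.096  0.995 -0.001] y [0.995 0.096 0.004] z [ 0.004 -0.    -1.   ] q [-0.21  0.52  1.51  0.    1.1  -0.31] F [ 1.1 -0.3 -0.6] w 0.395
cam [ 0.419 -0.067  1.414]
[ 432.2 -295.8] [54.  52.7] 8.9
[438.9 237.6] [53.9 53.6] 11.5
[ 430. -408.] [ 40.3 140.1] 89.4
[469.  -56.5] [248.2 120. ] 62.6
[458.3  99.2] [ 33.1 101.1] 78.6
```

View pics/h2.png

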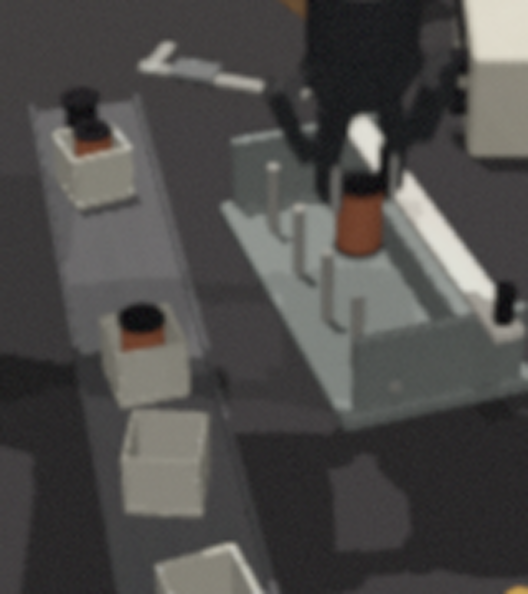

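View pics/h3.png

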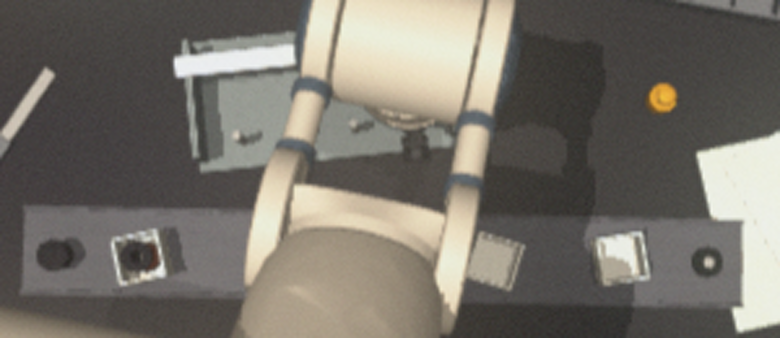

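Request:
send_rows:
  plan:
    - {"tx":-0.092,"ty":-0.205,"tz":0,"wx":0,"wy":0,"wz":0,"hand":1}
    - {"tx":-0.092,"ty":-0.205,"tz":0,"wx":0,"wy":0,"wz":0,"hand":1}
    - {"tx":-0.092,"ty":-0.205,"tz":0,"wx":0,"wy":0,"wz":0,"hand":1}
    - {"tx":-0.092,"ty":-0.205,"tz":0,"wx":0,"wy":0,"wz":0,"hand":1}
    - {"tx":0,"ty":0,"tz":0,"wx":0,"wy":0,"wz":0,"hand":1}

```text
t: 40.4
ee_pos: [0.4294, -0.1559, 0.1613]
ee_rot: [2.107, 2.324, 0.005]
ft_force: [0.7, 0.6, -0.7]
width: 0.399
```

```bash
python3 -c "
from h import *
pl([.431,-.155,.10],5.5,0,0)
g=vision.grab_frame('side'); crop(g,240,200,360,340,4.2,'pics/h4.png')"
```

```text
t 40.4 p [ 0.4294 -0.1559  0.1613] x [-0.098  0.995 -0.001] y [0.995 0.098 0.006] z [ 0.006 -0.001 -1.   ] q [-0.48  0.35  1.84  0.    0.94 -0.58] F [ 0.7  0.6 -0.7] w 0.399
TCP [ 0.431 -0.155  0.1  ] | rot [0.0027 0.0007 0.0008] rows 1.0 | now-frame [0.004 0.006 0.306] | after-rot [0.004 0.008 0.306] rows 2.0
```

View pics/h4.png

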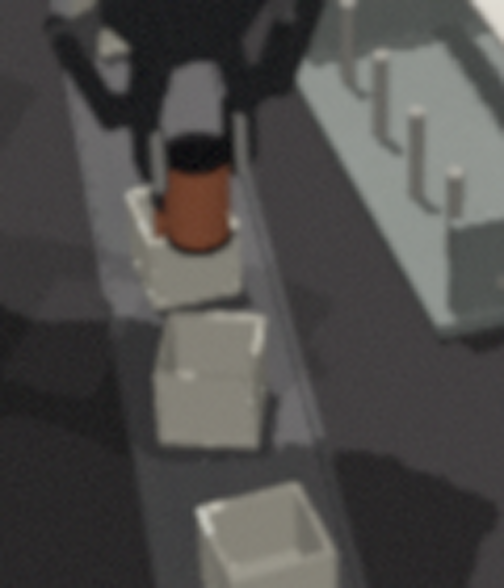

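Request:
send_rows:
  plan:
    - {"tx":0.004,"ty":0.004,"tz":0.12,"wx":0.003,"wy":0.001,"wz":0.001,"hand":1}
    - {"tx":0,"ty":-0.008,"tz":0.12,"wx":0,"wy":0,"wz":0,"hand":1}
    - {"tx":0,"ty":-0.008,"tz":0.05,"wx":0,"wy":0,"wz":0,"hand":1}
    - {"tx":0,"ty":0,"tz":0,"wx":0,"wy":0,"wz":0,"hand":1}

```text
t: 40.95
ee_pos: [0.4323, -0.1548, 0.1029]
ee_rot: [2.108, 2.324, 0.003]
ft_force: [0.6, 0.1, -1.1]
width: 0.396
```

```bash
python3 -c "
from h import *
pl([.431,-.155,.075],5.5,0,0)
g=vision.grab_frame('side'); crop(g,240,200,360,340,4.2,'pics/h5.png')"
```

```text
t 40.95 p [ 0.4323 -0.1548  0.1029] x [-0.097  0.995 -0.001] y [0.995 0.097 0.004] z [ 0.004 -0.001 -1.   ] q [-0.47  0.46  1.89  0.    0.79 -0.57] F [ 0.6  0.1 -1.1] w 0.396
TCP [ 0.431 -0.155  0.075] | rot [0.0019 0.0007 0.0007] rows 1.0 | now-frame [-0.    -0.007  0.139] | after-rot [-0.001 -0.006  0.139] rows 1.0
```

View pics/h5.png

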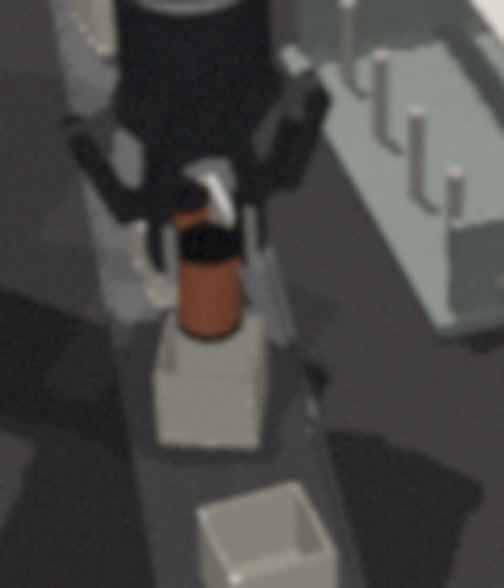

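Request:
send_rows:
  plan:
    - {"tx":0,"ty":-0.008,"tz":0.06,"wx":0.002,"wy":0.001,"wz":0,"hand":1}
    - {"tx":0,"ty":-0.005,"tz":0.06,"wx":0,"wy":0,"wz":0,"hand":1}
    - {"tx":0,"ty":-0.003,"tz":0.04,"wx":0,"wy":0,"wz":0,"hand":1}
    - {"tx":0,"ty":0,"tz":0,"wx":0,"wy":0,"wz":0,"hand":1}

```text
t: 41.5
ee_pos: [0.4301, -0.1555, 0.07]
ee_rot: [2.11, 2.326, 0.001]
ft_force: [-0.7, 0.1, -1.6]
width: 0.393
```

```bash
python3 -c "
from h import *
pl([.431,-.155,.057],5.5,0,0)
g=vision.grab_frame('side'); crop(g,240,200,360,340,4.2,'pics/h6.png')"
```

```text
t 41.5 p [ 0.4301 -0.1555  0.07  ] x [-0.097  0.995 -0.001] y [0.995 0.097 0.002] z [ 0.002 -0.    -1.   ] q [-0.48  0.52  1.92  0.    0.7  -0.58] F [-0.7  0.1 -1.6] w 0.393
TCP [ 0.431 -0.155  0.057] | rot [0.0008 0.0003 0.0007] rows 1.0 | now-frame [0.002 0.005 0.065] | after-rot [0.002 0.005 0.065] rows 1.0
```

View pics/h6.png

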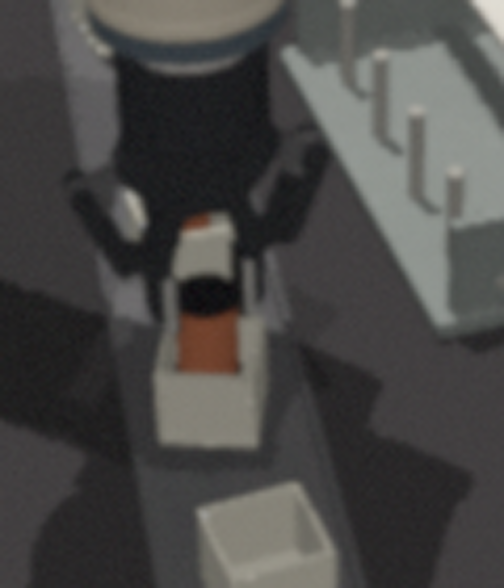

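Request:
send_rows:
  plan:
    - {"tx":0.002,"ty":0.003,"tz":0.035,"wx":0.001,"wy":0,"wz":0,"hand":1}
    - {"tx":0,"ty":0,"tz":0.03,"wx":0,"wy":0,"wz":0,"hand":1}
    - {"tx":0,"ty":0,"tz":0,"wx":0,"wy":0,"wz":0,"hand":1}

```text
t: 41.92
ee_pos: [0.4312, -0.1552, 0.0567]
ee_rot: [2.11, 2.326, -0.001]
ft_force: [-0.4, 0.4, -2.1]
width: 0.393
```

Request:
send_rows:
  plan:
    - {"tx":0,"ty":0,"tz":0,"wx":0,"wy":0,"wz":0,"hand":-0.5}
    - {"tx":0,"ty":0,"tz":0,"wx":0,"wy":0,"wz":0,"hand":-0.5}
    - {"tx":0,"ty":0,"tz":0,"wx":0,"wy":0,"wz":0,"hand":-0.5}
    - {"tx":0,"ty":0,"tz":0,"wx":0,"wy":0,"wz":0,"hand":-0.5}
    - {"tx":0,"ty":0,"tz":-0.15,"wx":0,"wy":0,"wz":0,"hand":-0.5}
    - {"tx":0,"ty":0,"tz":-0.25,"wx":0,"wy":0,"wz":0,"hand":-0.5}
    - {"tx":0,"ty":0,"tz":-0.25,"wx":0,"wy":0,"wz":0,"hand":1}
    - {"tx":0,"ty":0,"tz":-0.15,"wx":0,"wy":0,"wz":0,"hand":1}

```text
t: 42.92
ee_pos: [0.4301, -0.1546, 0.2203]
ee_rot: [-2.109, -2.325, 0.002]
ft_force: [0.2, 0.2, -0.1]
width: 0.33
```

```bash
python3 -c "
from h import *
# knob now: rack (0.08,-.168)
o=np.array([.5799,.0305]);a=np.radians(5.5);ex=np.array([np.cos(a),np.sin(a)]);ey=np.array([-np.sin(a),np.cos(a)])
k=o+.08*ex-.168*ey; print('knob',k)
pl(list(k+.05*ex)+[.2],5.5,0,0)
g=vision.grab_frame('side'); crop(g,240,150,420,360,2.8,'pics/i1.png')"; python3 tubs.py i2
```

```text
knob [ 0.67563378 -0.1290589 ]
t 42.92 p [ 0.4301 -0.1546  0.2203] x [-0.097  0.995  0.001] y [ 0.995  0.097 -0.003] z [-0.003  0.    -1.   ] q [-0.48  0.27  1.75 -0.    1.12 -0.57] F [ 0.2  0.2 -0.1] w 0.33
TCP [ 0.7254 -0.1243  0.2   ] | rot [-0.0012 -0.0003  0.0006] rows 1.0 | now-frame [0.008 1.485 0.098] | after-rot [0.01  1.484 0.102] rows 6.0
t 43.02 p [ 0.4311 -0.1551  0.221 ] x [-0.097  0.995 -0.001] y [0.995 0.097 0.   ] z [ 0.    -0.001 -1.   ] q [-0.48  0.27  1.75 -0.    1.11 -0.57] F [-0.3  0.1 -1.1] w 0.152
cam [ 0.419 -0.067  1.414]
[381.1 -66.1] [30.6 54.7] 62.8
[436.2 -33.2] [53.3 52.9] 4.2
[ 405.2 -310.6] [ 33.8 114.1] 63.2
[438.9 237.6] [53.9 53.6] 11.5
[ 441.4 -408.2] [ 40.3 117.3] 89.4
[ 432.8 -209. ] [163.6 147.2] 62.9
[ 464.9 -109.9] [32.  98.7] 62.8
```

View pics/i1.png

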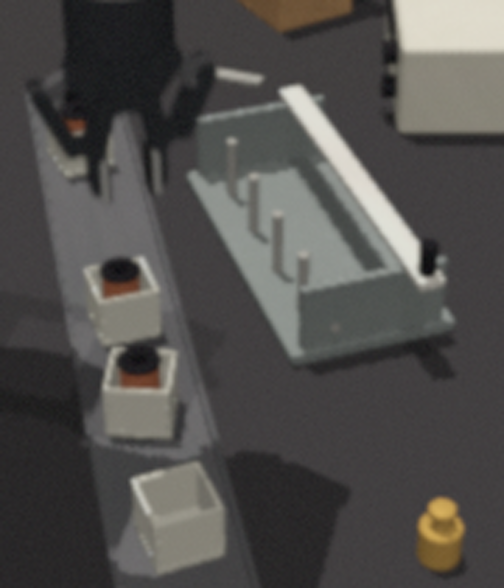

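View pics/i2.png

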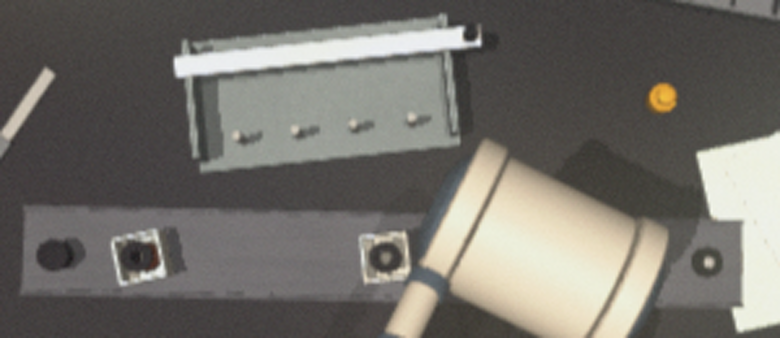

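Request:
send_rows:
  plan:
    - {"tx":0,"ty":0.24,"tz":0,"wx":0,"wy":0,"wz":0,"hand":1}
    - {"tx":0,"ty":0.25,"tz":0,"wx":0,"wy":0,"wz":0,"hand":1}
    - {"tx":0,"ty":0.25,"tz":0,"wx":0,"wy":0,"wz":0,"hand":1}
    - {"tx":0,"ty":0.25,"tz":0,"wx":0,"wy":0,"wz":0,"hand":1}
    - {"tx":0,"ty":0.25,"tz":0,"wx":0,"wy":0,"wz":0,"hand":1}
    - {"tx":0,"ty":0.25,"tz":0,"wx":0,"wy":0,"wz":0,"hand":1}
    - {"tx":0,"ty":0,"tz":0,"wx":0,"wy":0,"wz":0,"hand":1}

```text
t: 43.9
ee_pos: [0.7342, -0.1244, 0.2139]
ee_rot: [-2.109, -2.322, 0.006]
ft_force: [-0.9, -0.2, 0.0]
width: 0.003
```

```bash
python3 -c "
from h import *
pl([.7254,-.1243,.13],5.5,0,0)"
```

```text
t 43.9 p [ 0.7342 -0.1244  0.2139] x [-0.096  0.995  0.001] y [ 0.995  0.096 -0.006] z [-0.006  0.    -1.   ] q [-0.25  0.69  1.02 -0.    1.44 -0.34] F [-0.9 -0.2  0. ] w 0.003
TCP [ 0.7254 -0.1243  0.13  ] | rot [-0.0027 -0.0004  0.    ] rows 1.0 | now-frame [ 0.004 -0.042  0.42 ] | after-rot [ 0.004 -0.044  0.419] rows 2.0
```

Request:
send_rows:
  plan:
    - {"tx":0.004,"ty":-0.02,"tz":0.2,"wx":-0.003,"wy":0,"wz":0,"hand":1}
    - {"tx":0,"ty":0,"tz":0.2,"wx":0,"wy":0,"wz":0,"hand":1}
    - {"tx":0,"ty":0,"tz":0.15,"wx":0,"wy":0,"wz":0,"hand":1}
    - {"tx":0,"ty":0,"tz":0,"wx":0,"wy":0,"wz":0,"hand":1}

```text
t: 44.4
ee_pos: [0.7265, -0.1238, 0.098]
ee_rot: [-2.11, -2.323, 0.002]
ft_force: [0.1, 0.1, 0.3]
width: 0.002
```

```bash
python3 -c "
from h import *
pl([.7254,-.1243,.095],5.5,0,0)
g=vision.grab_frame('side'); crop(g,310,140,450,285,4,'pics/i3.png')"
```

```text
t 44.4 p [ 0.7265 -0.1238  0.098 ] x [-0.096  0.995  0.002] y [ 0.995  0.096 -0.003] z [-0.004  0.002 -1.   ] q [-0.25  0.78  1.16  0.    1.21 -0.35] F [0.1 0.1 0.3] w 0.002
TCP [ 0.7254 -0.1243  0.095 ] | rot [-0.0016 -0.0009 -0.    ] rows 1.0 | now-frame [-0.002 -0.006  0.015] | after-rot [-0.002 -0.006  0.015] rows 1.0
```

View pics/i3.png

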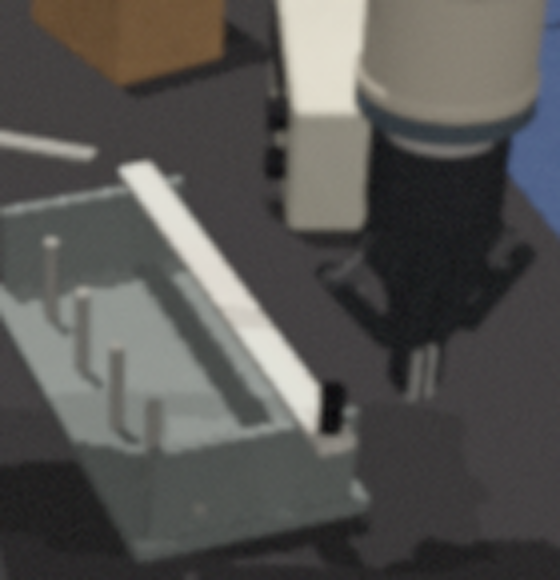

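Request:
send_rows:
  plan:
    - {"tx":-0.002,"ty":-0.04,"tz":0.01,"wx":-0.001,"wy":-0.001,"wz":0,"hand":1}
    - {"tx":0,"ty":-0.04,"tz":0,"wx":0,"wy":0,"wz":0,"hand":1}
    - {"tx":0,"ty":-0.04,"tz":0,"wx":0,"wy":0,"wz":0,"hand":1}
    - {"tx":0,"ty":-0.04,"tz":0,"wx":0,"wy":0,"wz":0,"hand":1}
    - {"tx":0,"ty":-0.04,"tz":0,"wx":0,"wy":0,"wz":0,"hand":1}
    - {"tx":0,"ty":-0.04,"tz":0,"wx":0,"wy":0,"wz":0,"hand":1}

```text
t: 45.2
ee_pos: [0.6786, -0.1301, 0.1023]
ee_rot: [2.107, 2.319, 0.006]
ft_force: [2.4, 0.2, -1.3]
width: -0.003
```

```bash
python3 -c "
from h import *
pl([.6165,-.1345,.095],5.5,0,0)
g=vision.grab_frame('side'); crop(g,310,140,450,285,4,'pics/i4.png')"
```

```text
t 45.2 p [ 0.6786 -0.1301  0.1023] x [-0.096  0.995 -0.004] y [0.995 0.096 0.008] z [ 0.009 -0.003 -1.   ] q [-0.28  0.71  1.31 -0.    1.12 -0.37] F [ 2.4  0.2 -1.3] w -0.003
TCP [ 0.6165 -0.1345  0.095 ] | rot [ 0.004   0.0017 -0.0001] rows 1.0 | now-frame [ 0.008 -0.312  0.034] | after-rot [ 0.008 -0.311  0.037] rows 2.0
```

View pics/i4.png

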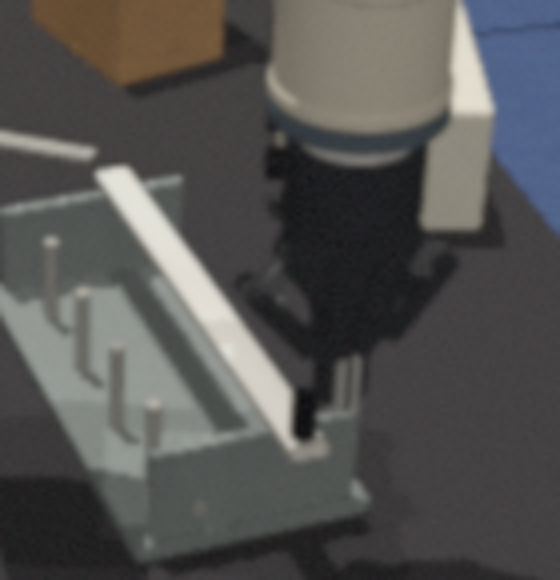

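Request:
send_rows:
  plan:
    - {"tx":0.006,"ty":-0.04,"tz":0.03,"wx":0.004,"wy":0.002,"wz":0,"hand":1}
    - {"tx":0,"ty":-0.04,"tz":0.006,"wx":0,"wy":0,"wz":0,"hand":1}
    - {"tx":0,"ty":-0.04,"tz":0.006,"wx":0,"wy":0,"wz":0,"hand":1}
    - {"tx":0,"ty":-0.04,"tz":0.006,"wx":0,"wy":0,"wz":0,"hand":1}
    - {"tx":0,"ty":-0.04,"tz":0.006,"wx":0,"wy":0,"wz":0,"hand":1}
    - {"tx":0,"ty":-0.04,"tz":0.006,"wx":0,"wy":0,"wz":0,"hand":1}

```text
t: 46.0
ee_pos: [0.6275, -0.1339, 0.0899]
ee_rot: [-2.112, -2.325, -0.001]
ft_force: [2.3, 0.2, 2.3]
width: 0.001
```

Request:
send_rows:
  plan:
    - {"tx":0,"ty":-0.03,"tz":0,"wx":0,"wy":0,"wz":0,"hand":1}

```text
t: 46.12
ee_pos: [0.6209, -0.1345, 0.0898]
ee_rot: [-2.112, -2.325, -0.0]
ft_force: [1.9, -0.9, -0.3]
width: 0.001
```

Request:
send_rows:
  plan:
    - {"tx":0,"ty":-0.015,"tz":-0.01,"wx":0,"wy":0,"wz":0,"hand":1}

```text
t: 46.25
ee_pos: [0.6172, -0.1348, 0.0916]
ee_rot: [-2.112, -2.324, 0.0]
ft_force: [1.8, 0.2, -0.9]
width: -0.001
```

Request:
send_rows:
  plan:
    - {"tx":0,"ty":-0.015,"tz":0,"wx":0,"wy":0,"wz":0,"hand":1}

```text
t: 46.38
ee_pos: [0.6161, -0.1351, 0.0921]
ee_rot: [2.112, 2.323, 0.004]
ft_force: [24.9, 7.5, -10.6]
width: -0.002
```

Request:
send_rows:
  plan:
    - {"tx":0,"ty":-0.012,"tz":0,"wx":0,"wy":0,"wz":0,"hand":1}

```text
t: 46.5
ee_pos: [0.6163, -0.1351, 0.0924]
ee_rot: [2.109, 2.32, 0.01]
ft_force: [20.0, 6.2, -14.0]
width: 0.001
```

Request:
send_rows:
  plan:
    - {"tx":0,"ty":0.06,"tz":0,"wx":0,"wy":0,"wz":0,"hand":1}
    - {"tx":0,"ty":0.1,"tz":-0.05,"wx":0,"wy":0,"wz":0,"hand":1}
    - {"tx":0,"ty":0,"tz":-0.25,"wx":0,"wy":0,"wz":0,"hand":1}
    - {"tx":0,"ty":0,"tz":-0.25,"wx":0,"wy":0,"wz":0,"hand":1}
    - {"tx":0.25,"ty":-0.05,"tz":-0.1,"wx":0,"wy":0,"wz":0,"hand":1}
    - {"tx":0.25,"ty":-0.1,"tz":0,"wx":0,"wy":0,"wz":0,"hand":1}
    - {"tx":0.25,"ty":-0.1,"tz":0,"wx":0,"wy":0,"wz":0,"hand":1}
    - {"tx":0.25,"ty":-0.1,"tz":0,"wx":0,"wy":0,"wz":0,"hand":1}
    - {"tx":0.25,"ty":-0.1,"tz":0,"wx":0,"wy":0,"wz":0,"hand":1}
    - {"tx":0.25,"ty":-0.1,"tz":0,"wx":0,"wy":0,"wz":0,"hand":1}

```text
t: 47.75
ee_pos: [0.5083, 0.1617, 0.2264]
ee_rot: [2.117, 2.317, 0.005]
ft_force: [0.8, 0.3, 0.5]
width: -0.002
```

Request:
send_rows:
  plan:
    - {"tx":0.25,"ty":-0.1,"tz":0,"wx":0,"wy":0,"wz":0,"hand":1}
    - {"tx":0.25,"ty":-0.1,"tz":0,"wx":0,"wy":0,"wz":0,"hand":1}
    - {"tx":0.25,"ty":-0.1,"tz":0,"wx":0,"wy":0,"wz":0,"hand":1}
    - {"tx":0.25,"ty":-0.1,"tz":0,"wx":0,"wy":0,"wz":0,"hand":1}
    - {"tx":0.2,"ty":-0.2,"tz":0,"wx":0,"wy":0,"wz":0,"hand":1}
    - {"tx":0,"ty":-0.2,"tz":0,"wx":0,"wy":0,"wz":0,"hand":1}

```text
t: 48.5
ee_pos: [0.3214, 0.3964, 0.2262]
ee_rot: [2.114, 2.319, 0.003]
ft_force: [0.4, -0.1, 0.7]
width: -0.002
```

```bash
python3 tubs.py j1; python3 -c "
from h import *
g=vision.grab_frame('side'); crop(g,230,140,440,400,2.2,'pics/j2.png')"
```

```text
t 48.55 p [0.3168 0.3943 0.2259] x [-0.093  0.996 -0.003] y [0.996 0.093 0.   ] z [ 0.001 -0.003 -1.   ] q [ 0.78  0.33  1.64 -0.    1.17  0.69] F [-5.6  0.1  0.2] w -0.001
cam [ 0.419 -0.067  1.414]
[ 432.4 -295.3] [54.1 53.9] 7.5
[ 431.  -154.3] [53.1 54. ] 72.4
[436.3 -33.6] [54.5 53.3] 5.7
[ 441.4 -408.2] [ 40.3 117.3] 89.4
```

View pics/j1.png

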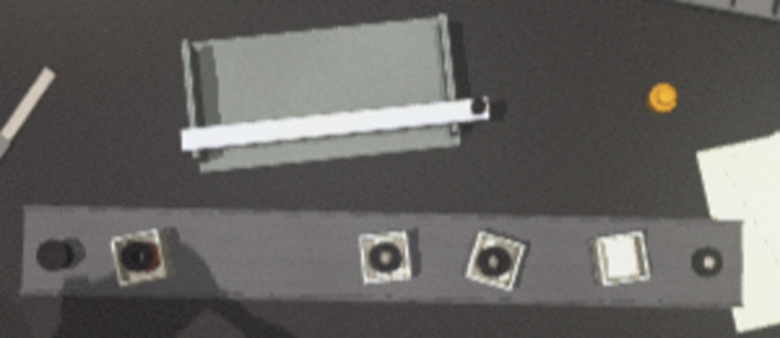

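View pics/j2.png

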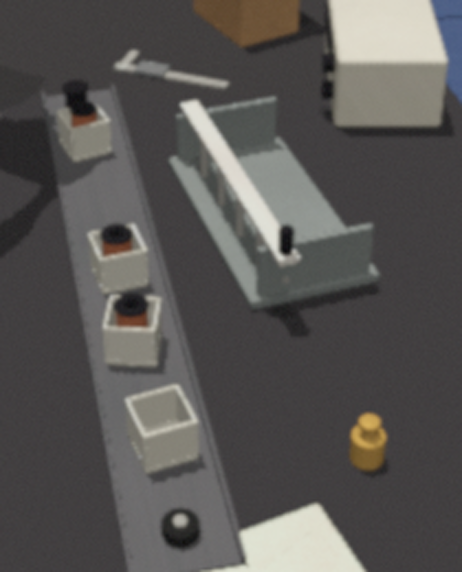

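Request:
send_rows:
  plan:
    - {"tx":0,"ty":0,"tz":0,"wx":0,"wy":0,"wz":0,"hand":1}
    - {"tx":0,"ty":0,"tz":0,"wx":0,"wy":0,"wz":0,"hand":1}
    - {"tx":0,"ty":0,"tz":0,"wx":0,"wy":0,"wz":0,"hand":1}
    - {"tx":0,"ty":0,"tz":0,"wx":0,"wy":0,"wz":0,"hand":1}

```text
t: 49.1
ee_pos: [0.321, 0.3942, 0.2264]
ee_rot: [2.115, 2.318, -0.001]
ft_force: [-0.3, -0.1, 0.1]
width: -0.001
```

```bash
python3 tubs.py j3; python3 -c "
from bench import ticket
print(ticket.job_done())"
```

```text
t 49.15 p [0.321  0.3941 0.2264] x [-0.092  0.996 -0.003] y [0.996 0.092 0.002] z [ 0.002 -0.003 -1.   ] q [ 0.77  0.34  1.63 -0.    1.17  0.68] F [-0.4 -0.8 -0.3] w 0.003
cam [ 0.419 -0.067  1.414]
[ 432.3 -295.4] [54.  53.3] 8.3
[ 431.  -154.3] [53.1 54. ] 72.4
[436.1 -33.8] [54.5 53.1] 5.3
[ 430. -408.] [ 40.3 140.1] 89.4
the job is handed in; nothing more can be done
None
```

The job is done and handed in at about 49 s. I slid the keeper bar back to its stop, then stood both tipped tubs upright in the lane. All three coils that were there went one each into tubs, leaving the fourth tub empty, and I slid the keeper home to its stop.

The last pictures from both cameras show:
- **Tubs:** all four are upright between the rails.
- **Coils:** all three stand in their tubs and the posts are empty.
- **Keeper:** it lies over the posts. The push force rose from about 2 N to 25 N at its stop.
- **Bystanders:** the pot, puck, weight and caliper look unmoved. The mouse was not in the last close-up views, but the arm never went near it.

Three things were less clean:
- **Force peak:** setting down the first tipped tub, the force reading reached 105 N of the 120 N limit before I backed off.
- **Bar position:** the bar came to rest about 4 mm nearer the robot in the image than at the start. I take this as it now being fully against its stop.
- **Last tub check:** the final automatic measurement missed the tub by the pot because it was in the arm's shadow, so I judged that one by eye.

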